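# Load and lock the test fins of a forced-convection duct

## Robot

A 6-joint arm with a two-finger parallel gripper is mounted at the origin on the work surface. World frame = base frame: x ahead of the robot, y to its left, z up, the work surface at z = 0. Lengths are in m, angles in rad, forces in N, time in s.
With the tool pointing down it reaches from about 0.35 to 0.975 m from the base axis. Payload 4.9 kg.
Tool frame: the origin (TCP) lies at the very end of the fingers, on their centre line; the grasp point (between the pads) lies 19 mm behind it; z points along the fingers, y is the direction in which the jaws open and shut (so a half turn about z gives the same grasp; the last joint's range is limited). The gripper opens to 85 mm and grips with 20 to 120 N. Pads are 22 mm wide; open, the fingers measure 114 mm over their backs; the gripper's body (76 mm by 85 mm) begins 54 mm behind the grasp point. The pads swing forward as they close: fully open they stand 13 mm farther back than shut.
Start: joints at [1.18, 0.053, 1.613, -0, 1.476, -0.119], TCP at [0.168, 0.602, 0.231] pointing down, gripper open.
Joint ranges: [-3.01, 3.01], [-1.01, 2.22], [0.06, 2.58], [-1.02, 4.17], [0.09, 2.62], [-3.14, 3.14]. Speed limits (rad/s): [2.57, 2.57, 3.14, 3.14, 3.14, 3.14].

## Interface

Orientations are given as a rotation vector (axis times angle).
In Python, from station import ctrl gives the robot as it stands.
- The arm moves only by the tool apply_moves, never from a script. Its argument "deltas" is a list of rows, each a list of 5 numbers: the shift along the tool's x, y, z in m, then the turn about the tool's z in rad, then the gripper's target within -1 to 1 (fully open at 1, half-way at 0, shut at -1). A call has exactly 8 rows; each row shifts and turns the pose as measured when the row begins, along the tool's axes as they then stand; what a row does not reach is not made up. A row lasts 1/8 s, in which the tool goes at most 62.5 mm and 10.7 degrees, less where a joint would pass 70% of its speed; a pose out of reach is approached as far as the arm can. A call with a gripper value outside its range is refused whole. The fingers move at their own pace and stop on an object; "grip_force" is the grip in N (left out, the last holds). Time passes only in rows, so rows that do not move let the fingers close, or fill a call up. It gives the time, the measured TCP pose, the force and the opening at its end, in the units of the state.
- ctrl.get_obs(): the state, without advancing time (a new reading comes with each control period).
- ctrl.get_image(name): name is "scene" or "top" or "wrist"; returns a dict with "img" (480x640x3 uint8, red, green, blue), "range_z" (480x640 float32, m along the optical axis (not along the pixel's ray), 0 where there is no reading), "mtx" (3x3 intrinsics, pixels), "eye" and "attitude" of the camera in the world; the wrist camera has in their place "mount" (4x4, takes a point from camera to tool coordinates, whose origin is the TCP and whose axes are the flange's). Camera axes: x right, y down, z forward; pixel columns grow to the right and rows downward; lengths in m; the calibration is good to about 2 mm. The wrist camera is an equidistant fisheye: a pixel r from the principal point sees the ray r / f radians off the axis. A picture is of the moment at which its call begins: read the wrist's pose just before it.
- ctrl.finish_job(): hands the job in, once; it reports no verdict.
Trained networks look in a picture, given as the dict that the camera call returned (one of the last four; its "shot" number tells which), for a name from the list of things; names that differ only in an ending like _2 or _b are one class to them, and where a whole thing is asked for, a point or a joint stands for the part that bears it (a point fixed in the world has none). Each returns a list of dicts, best first, with "confidence" (0 to 1); they miss things now and then, are a little off and sometimes report something else, mostly with a low value. They report only what shows in the picture. A call takes as long as a camera call. They do not tell look-alikes from the thing itself.
- ctrl.search_frame(picture, target): "extent" ([left, top, width, height] in pixels, round what is visible of it).
- ctrl.spot_point(picture, target): "uv" ([column, row] in pixels: a listed point, or the origin of a listed thing).
The state is a dict: "t": time; "q": joint angles; "dq": joint speeds; "effort": joint torques, N m; "tool_pos": TCP position; "tool_rot": TCP orientation; "contact_force": force on the tool from outside, world axes, zero at the start; "wrist_torque": the same for the moment, N m; "opening": finger opening in m.
Only numpy, scipy, OpenCV 4.12 (cv2) and the standard library are available. Lean on these libraries where they do the work, as an engineer would, in place of code of your own. Each camera call takes 0.05 s, during which the arm holds its last target.

## Task

Get the air duct ready for the next class: slide every fin element lying on the bench nose first into a slot of its own on the front of the duct (any free slot will do), fully home, and lock each one with one of the headed pins from the wooden block, pushed straight down through the fork and the fin until its head sits on the fork. Only when all of them are pinned, swing the damper lever on top of the duct fully open, so that it lies along the duct. Leave the other things on the bench where they are.

Things in the scene. Friction and masses are not known exactly. Their poses are not given: they have to be found in the camera images.
- rig: Air duct with blower, fixed. Origin on the bench under the middle of the row of four stations; x points into the duct (the way fins slide in), y along it, z up. Duct: x 30 to 130 mm, y -270 to 200 mm, top 125 mm above the bench; blower beyond its -y end, to 200 mm high. Front wall: four equal forks at y = 127.5, 42.5, -42.5, -127.5 mm. Base plate 12 mm thick, from x = 10 mm
- station1 (a point): Station 1: fork of two level ears 74 mm wide, 8 mm thick, from rig x = -22 mm into the duct; slot between them 9 mm high, 53 wide, floor 68 mm above the bench; flared lips to x = -37 mm. 15 mm pin hole through both ears at x = 0. End stop: fin's hole then lines up. Point: hole centre on the upper ear's top, 85 mm high, rig's axes. Fin home: its origin 17 mm below, its x along the rig's
- station2 (a point): Station 2: fork of two level ears 74 mm wide, 8 mm thick, from rig x = -22 mm into the duct; slot between them 9 mm high, 53 wide, floor 68 mm above the bench; flared lips to x = -37 mm. 15 mm pin hole through both ears at x = 0. End stop: fin's hole then lines up. Point: hole centre on the upper ear's top, 85 mm high, rig's axes. Fin home: its origin 17 mm below, its x along the rig's
- station3 (a point): Station 3: fork of two level ears 74 mm wide, 8 mm thick, from rig x = -22 mm into the duct; slot between them 9 mm high, 53 wide, floor 68 mm above the bench; flared lips to x = -37 mm. 15 mm pin hole through both ears at x = 0. End stop: fin's hole then lines up. Point: hole centre on the upper ear's top, 85 mm high, rig's axes. Fin home: its origin 17 mm below, its x along the rig's
- station4 (a point): Station 4: fork of two level ears 74 mm wide, 8 mm thick, from rig x = -22 mm into the duct; slot between them 9 mm high, 53 wide, floor 68 mm above the bench; flared lips to x = -37 mm. 15 mm pin hole through both ears at x = 0. End stop: fin's hole then lines up. Point: hole centre on the upper ear's top, 85 mm high, rig's axes. Fin home: its origin 17 mm below, its x along the rig's
- fin1: Fin element: flat aluminium blade 143 x 50 x 6 mm with an upright black grip; at the start flat on the bench, grip up. About 180 g. Origin on the axis of its 16 mm locking hole at the blade's underside; x along the blade to the nose at x = 65 mm. Grip: x = -78 to -38 mm, 12 mm thick across y, top 46 mm above the underside. All alike. May be absent (None)
- fin2: Fin element: flat aluminium blade 143 x 50 x 6 mm with an upright black grip; at the start flat on the bench, grip up. About 180 g. Origin on the axis of its 16 mm locking hole at the blade's underside; x along the blade to the nose at x = 65 mm. Grip: x = -78 to -38 mm, 12 mm thick across y, top 46 mm above the underside. All alike. May be absent (None)
- fin3: Fin element: flat aluminium blade 143 x 50 x 6 mm with an upright black grip; at the start flat on the bench, grip up. About 180 g. Origin on the axis of its 16 mm locking hole at the blade's underside; x along the blade to the nose at x = 65 mm. Grip: x = -78 to -38 mm, 12 mm thick across y, top 46 mm above the underside. All alike. May be absent (None)
- fin4: Fin element: flat aluminium blade 143 x 50 x 6 mm with an upright black grip; at the start flat on the bench, grip up. About 180 g. Origin on the axis of its 16 mm locking hole at the blade's underside; x along the blade to the nose at x = 65 mm. Grip: x = -78 to -38 mm, 12 mm thick across y, top 46 mm above the underside. All alike. May be absent (None)
- pin1: Headed steel pin: shank 12 mm thick, 40 mm long, ball nose; head a cylinder 25 mm across, 30 mm high. 70 g. Origin on the axis at the head's underside; z up through the head (head 0 to 30 mm, nose at -40 mm). Stands head up in a hole of the wooden block at the start. All alike; more than needed, spare ones may stay
- pin2: Headed steel pin: shank 12 mm thick, 40 mm long, ball nose; head a cylinder 25 mm across, 30 mm high. 70 g. Origin on the axis at the head's underside; z up through the head (head 0 to 30 mm, nose at -40 mm). Stands head up in a hole of the wooden block at the start. All alike; more than needed, spare ones may stay
- pin3: Headed steel pin: shank 12 mm thick, 40 mm long, ball nose; head a cylinder 25 mm across, 30 mm high. 70 g. Origin on the axis at the head's underside; z up through the head (head 0 to 30 mm, nose at -40 mm). Stands head up in a hole of the wooden block at the start. All alike; more than needed, spare ones may stay
- pin4: Headed steel pin: shank 12 mm thick, 40 mm long, ball nose; head a cylinder 25 mm across, 30 mm high. 70 g. Origin on the axis at the head's underside; z up through the head (head 0 to 30 mm, nose at -40 mm). Stands head up in a hole of the wooden block at the start. All alike; more than needed, spare ones may stay
- pin5: Headed steel pin: shank 12 mm thick, 40 mm long, ball nose; head a cylinder 25 mm across, 30 mm high. 70 g. Origin on the axis at the head's underside; z up through the head (head 0 to 30 mm, nose at -40 mm). Stands head up in a hole of the wooden block at the start. All alike; more than needed, spare ones may stay
- pinblock: Wooden pin block 150 x 125 x 50 mm, fixed on the bench; origin under its centre. Two rows (y = 37.5 and -37.5 mm) of three 15 mm holes (x = -50, 0, 50 mm), five of them holding pins; heads rest on its top, 50 mm above the bench
- damper (a joint): Damper lever on top of the duct near the blower, on an upright pivot: 0 = closed, lever pointing out to the rig's -x; grows clockwise seen from above to 1.571 rad = fully open, a stop, lever along the duct (rig's +y). Stays where it is left; about 2 N at the knob turn it. It starts closed or nearly so
- damper_grip (a point): Upright black knob on the end of the damper lever, 20 mm across, from 139 to 179 mm above the bench, 75 mm from the pivot; this point is on its axis, 161 mm above the bench
- damper_axis (a point): A point on the damper's pivot axis, at the height of damper_grip
- tape: Bystander, not to be disturbed: white roll of tape, 60 mm across, 22 mm high, lying flat
- screwdriver: Bystander, not to be disturbed: screwdriver, 170 mm long, lying beside the pin block
- brush: Bystander, not to be disturbed: wooden-handled brush, 180 mm long, left of the duct
- cleaner: Bystander, not to be disturbed: clear capped bottle, 60 mm across, 150 mm high
- grease: Bystander, not to be disturbed: small white jar with black lid, 60 mm across, 45 mm high, in front of the duct's blower end
- multimeter: Bystander, not to be disturbed: grey multimeter, 160 x 85 x 36 mm, lying at the right
There are look-alikes about, which are no part of the job. Leave any green or turquoise look-alike of the fin2 alone.

How it is judged:
By the outcome, as a careful person would: the job done as asked, in the order asked, and still so for the second after the job is handed in, with the robot touching nothing.
Of fin1, fin2, fin3, fin4 only 3 to 4 are there at a start; the rules pass over those that are not, and their reading is None.
At some moment in a run one of fin1, fin2, fin3, fin4 may be knocked a few centimetres aside while the robot is not near it.
Once in a run the grip may slacken for a moment while it holds something.
It also fails if it takes over 210 s, if anything falls off the work surface, if the arm or the gripper's body presses on something with over 40 N, if the wrist force passes 120 N, or if a joint passes its speed limit or range.

## Working session

There is one attempt and no reset: what is moved stays moved. The work goes in short steps, Python scripts to look and compute and a tool call to move; the robot and the scene stay as the last step left them, time stands still between calls to the robot, and variables do not carry over. Pictures are saved under pics/ and viewed, and the job is handed in when it is done.

Besides the shell and the picture viewer there is one more tool, called after "Call:" as a command line: name --pt "numbers of a row" for each row, then --argument value for the rest. apply_moves: Moves the arm, as the interface text tells. Its arguments: {"type":"object","properties":{"deltas":{"type":"array"},"grip_force":{"type":"number"}},"required":["deltas"]}

```bash
ls; mkdir -p pics; cat > h.py <<'E'
import numpy as np, cv2
from scipy.spatial.transform import Rotation as R
from station import ctrl
def save(im,name,crop=None,scale=1):
    a=im["img"][:,:,::-1].copy()
    if crop: l,t,w,h=crop; a=a[t:t+h,l:l+w]
    if scale!=1: a=cv2.resize(a,None,fx=scale,fy=scale,interpolation=cv2.INTER_CUBIC)
    cv2.imwrite("pics/"+name,a)
E
python3 - <<'E'
from h import *
o=ctrl.get_obs(); print(o)
for n in ["scene","top","wrist"]:
    im=ctrl.get_image(n); save(im,n+"0.png"); print(n,im["mtx"],im.get("eye"),im.get("attitude"),im.get("mount"),im["shot"],im["range_z"].min(),im["range_z"].max())
E
```

```text
pics
{'t': 0.0, 'q': array([ 1.18003664e+00,  5.33490845e-02,  1.61429205e+00,  3.53863377e-05,
        1.47597323e+00, -1.18992679e-01]), 'dq': array([-9.31518336e-05, -4.92792729e-04, -2.73142935e-04,  4.41605109e-04,
        5.67220154e-04,  7.66957169e-05]), 'effort': array([-2.16431697e-03, -3.93698859e+01, -3.70167696e+01, -2.57779102e-04,
        7.29837062e-03,  5.93816569e-07]), 'tool_pos': array([0.16752153, 0.60149395, 0.23006899]), 'tool_rot': array([-4.25509522e-01, -3.11209256e+00,  3.05863559e-03]), 'contact_force': array([-0.64947143,  0.39876703,  0.53313536]), 'wrist_torque': array([-0.01123815, -0.03417876,  0.02030726]), 'opening': 0.08539366453237111}
scene [[520.76314011   0.         318.55530536]
 [  0.         520.76314011 242.63156537]
 [  0.           0.           1.        ]] [0.99025201 0.69259264 0.90021176] [-0.83556715 -2.53393242  1.13101528] None 1 0.0 3.3372023
top [[482.41871963   0.         318.07242878]
 [  0.         482.41871963 244.58072856]
 [  0.           0.           1.        ]] [ 0.2505689  -0.00792328  1.30506403] [-2.04097098  2.1689558  -0.23205785] None 2 0.0 2.3233116
wrist [[371.64829954   0.         318.70469654]
 [  0.         371.64829954 239.8176731 ]
 [  0.           0.           1.        ]] None None [[ 8.65614561e-04 -9.63187968e-01 -2.68827432e-01  6.79787439e-02]
 [ 9.99999582e-01  7.54244234e-04  5.17563353e-04 -3.61850148e-04]
 [-2.95749254e-04 -2.68827768e-01  9.63188218e-01 -1.42370228e-01]
 [ 0.00000000e+00  0.00000000e+00  0.00000000e+00  1.00000000e+00]] 3 0.0 1.380712
```

View pics/scene0.png

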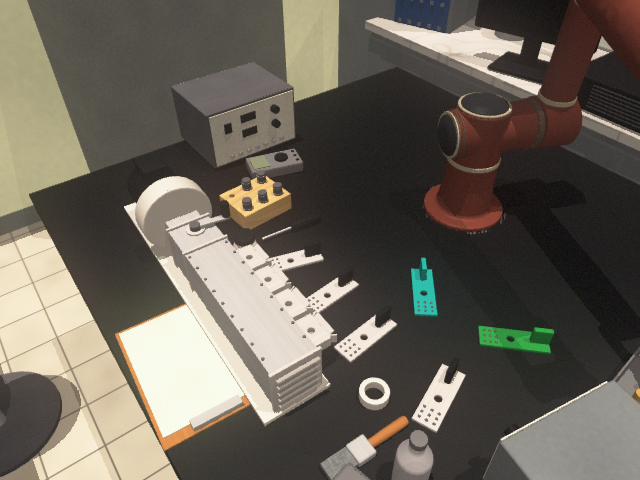

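View pics/top0.png

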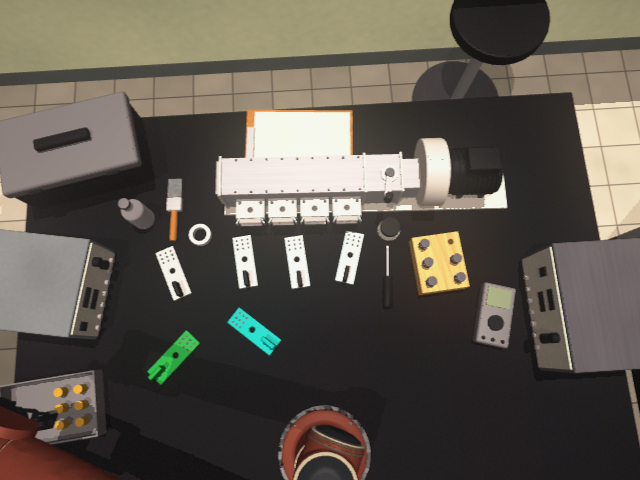

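View pics/wrist0.png

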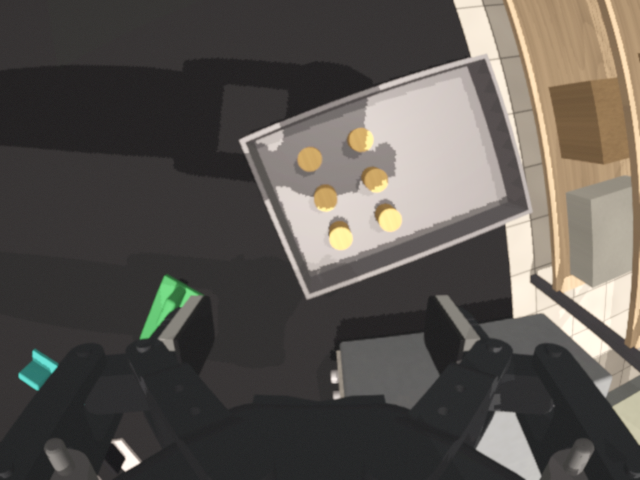

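The top view shows four white fins with noses towards the forks, at about (172,272), (245,262), (297,262) and (350,258). There are green and turquoise look-alikes at (174,357) and (254,331). Five pins stand in the block at (440,263), with the free hole at (450,241).

```bash
cat >> h.py <<'E'
def ray(im,uv):
    K=im["mtx"]; return np.array([(uv[0]-K[0,2])/K[0,0],(uv[1]-K[1,2])/K[1,1],1.0])
def at_z(im,uv,z):
    A=R.from_rotvec(im["attitude"]).as_matrix(); d=A@ray(im,uv); e=np.array(im["eye"]); return e+d*(z-e[2])/d[2]
def cam_R(im): return R.from_rotvec(im["attitude"]).as_matrix()
def proj(im,p):
    c=cam_R(im).T@(np.asarray(p)-im["eye"]); K=im["mtx"]; return np.array([K[0,0]*c[0]/c[2]+K[0,2],K[1,1]*c[1]/c[2]+K[1,2]])
E
python3 - <<'E'
from h import *
im=ctrl.get_image("top")
save(im,"top1z.png",(150,150,350,160),2.28)
Z={"station1":.085,"fin1":0,"pin1":.05,"damper_grip":.161,"damper_axis":.161,"pinblock":0,"rig":0}
for n,z in Z.items():
    for d in ctrl.spot_point(im,n):
        uv=d["uv"]; print(n,np.round(uv,1),round(d["confidence"],2),np.round(at_z(im,uv,z),4), round(float(im["range_z"][int(uv[1]),int(uv[0])]),3))
for n in ["rig","fin1","pin1","pinblock","screwdriver","tape","grease","cleaner"]:
    for d in ctrl.search_frame(im,n): print(n,np.round(d["extent"]),round(d["confidence"],2))
im=ctrl.get_image("scene")
for n,z in Z.items():
    for d in ctrl.spot_point(im,n):
        uv=d["uv"]; print(n,np.round(uv,1),round(d["confidence"],2),np.round(at_z(im,uv,z),4))
E
```

```text
station1 [248.5 210.7] 0.94 [0.6245 0.1606 0.085 ] 1.291
station1 [314.9 205.2] 0.82 [ 0.6287 -0.0149  0.085 ] 1.274
station1 [347.4 207.4] 0.68 [ 0.6174 -0.1     0.085 ] 1.296
station1 [280.8 206.4] 0.56 [0.631  0.0751 0.085 ] 1.268
fin1 [174.1 354. ] 0.96 [0.2685 0.3802 0.    ] 1.277
fin1 [245.1 254.5] 0.89 [0.5252 0.1854 0.    ] 1.326
fin1 [251.  329.4] 0.88 [0.3203 0.1752 0.    ] 1.286
fin1 [175.8 270.2] 0.76 [0.493  0.3766 0.    ] 1.322
fin1 [296.  259.2] 0.75 [0.5034 0.0457 0.    ] 1.333
fin1 [350.5 254.2] 0.63 [ 0.5082 -0.1051  0.    ] 1.332
fin1 [343.3 208.2] 0.21 [ 0.6413 -0.0947  0.    ] 1.276
pin1 [176.4 269.6] 0.7 [0.4852 0.3603 0.05  ] 1.318
pin1 [453.2 260.3] 0.6 [ 0.4654 -0.3708  0.05  ] 1.25
pin1 [423.6 260.9] 0.48 [ 0.4685 -0.2927  0.05  ] 1.268
pin1 [454.  279.7] 0.44 [ 0.4138 -0.3666  0.05  ] 1.258
pin1 [424.4 247.2] 0.43 [ 0.5053 -0.2988  0.05  ] 1.251
pin1 [428.9 284. ] 0.43 [ 0.4066 -0.2999  0.05  ] 1.248
damper_grip [383.8 197.1] 0.66 [ 0.6155 -0.1863  0.161 ] 1.296
damper_grip [142.6 214.3] 0.31 [0.6081 0.4117 0.161 ] 1.264
damper_axis [387.5 167.9] 0.77 [ 0.6
[... 1259 characters left out ...]
.4] 0.57 [ 0.5154  0.1889 -0.    ]
pin1 [263.4 182.7] 0.68 [ 0.4171 -0.3664  0.05  ]
pin1 [248.1 207.6] 0.68 [ 0.5086 -0.2949  0.05  ]
pin1 [276.8 191.5] 0.67 [ 0.4095 -0.3091  0.05  ]
pin1 [245.6 189.2] 0.66 [ 0.4724 -0.3699  0.05  ]
pin1 [262.5 198.6] 0.51 [ 0.4577 -0.3054  0.05  ]
pin1 [266.7 276.3] 0.3 [ 0.6034 -0.0507  0.05  ]
pin1 [308.6 329.7] 0.22 [0.6156 0.131  0.05  ]
damper_grip [223.  204.5] 0.91 [ 0.6121 -0.211   0.161 ]
damper_grip [245.4 189. ] 0.64 [ 0.54   -0.2322  0.161 ]
damper_axis [192.  213.6] 0.87 [ 0.6845 -0.2237  0.161 ]
pinblock [256.4 207.9] 0.67 [ 0.4625 -0.3378  0.    ]
rig [283.4 315. ] 0.61 [0.6148 0.0305 0.    ]
rig [266.8 278.9] 0.59 [ 0.5851 -0.0869  0.    ]
```

View pics/top1z.png

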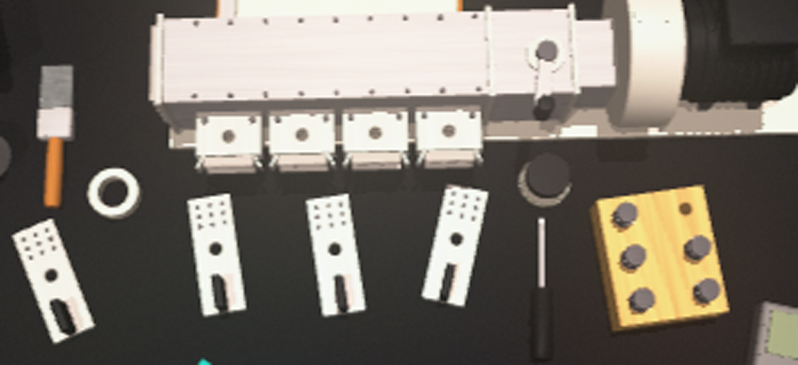

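```bash
cat >> h.py <<'E'
def pose(o=None):
    o=o or ctrl.get_obs(); return np.array(o["tool_pos"]),R.from_rotvec(o["tool_rot"]).as_matrix(),o
def yaw(M): # heading of -tool x in world (0 = world +x)
    return np.arctan2(-M[1,0],-M[0,0])
def go(p,y=0.0,rows=None):
    """tool-frame deltas to world target p with heading y"""
    t,M,o=pose(); d=M.T@(np.asarray(p)-t); dy=-(y-yaw(M)); dy=(dy+np.pi)%(2*np.pi)-np.pi
    tilt=np.degrees(np.arccos(-M[2,2]))
    print("t %.2f at"%o["t"],np.round(t,4),"head %.3f tilt %.2f open %.4f F"%(yaw(M),tilt,o["opening"]),np.round(o["contact_force"],1))
    print(" total tool d(mm)",np.round(d*1000,1),"turn %.3f"%dy)
    return d,dy
def wcam(im,o):
    M=np.eye(4); M[:3,:3]=R.from_rotvec(o["tool_rot"]).as_matrix(); M[:3,3]=o["tool_pos"]; return M@np.array(im["mount"])
def w_at_z(im,o,uv,z):
    K=im["mtx"]; T=wcam(im,o); d=np.array([uv[0]-K[0,2],uv[1]-K[1,2]]); r=np.hypot(*d); th=r/K[0,0]
    v=np.array([d[0]/r*np.sin(th),d[1]/r*np.sin(th),np.cos(th)]) if r>0 else np.array([0,0,1.])
    v=T[:3,:3]@v; e=T[:3,3]; return e+v*(z-e[2])/v[2]
def w_proj(im,o,p):
    T=np.linalg.inv(wcam(im,o)); c=T[:3,:3]@np.asarray(p)+T[:3,3]; th=np.arctan2(np.hypot(c[0],c[1]),c[2]); n=np.hypot(c[0],c[1])
    K=im["mtx"]; return np.array([K[0,2],K[1,2]])+K[0,0]*th*c[:2]/n
E
python3 - <<'E'
from h import *
go([.42,.05,.32],0)
E
```

```text
t 1.35 at [0.1678 0.6021 0.2313] head -0.272 tilt 0.00 open 0.0854 F [ 0.8 -0.   0.9]
 total tool d(mm) [-391.2 -464.1  -88.7] turn -0.272
```

Call:
apply_moves --pt "0 0 -0.045 -0.136 1" --pt "0 0 -0.045 -0.136 1" --pt "-0.023 -0.05 0 0 1" --pt "-0.023 -0.05 0 0 1" --pt "-0.023 -0.05 0 0 1" --pt "-0.023 -0.05 0 0 1" --pt "-0.023 -0.05 0 0 1" --pt "-0.023 -0.05 0 0 1"

```text
t: 2.35
tool_pos: [0.3114, 0.2975, 0.3248]
tool_rot: [-0.027, 3.138, -0.0]
contact_force: [0.2, -0.1, 0.5]
opening: 0.0855
```

Call:
apply_moves --pt "-0.023 -0.05 0 0 1" --pt "-0.023 -0.05 0 0 1" --pt "-0.023 -0.05 0 0 1" --pt "-0.023 -0.05 0 0 1" --pt "-0.023 -0.05 0 0 1" --pt "0 0 0 0 1" --pt "0 0 0 0 1" --pt "0 0 0 0 1"

```text
t: 3.35
tool_pos: [0.4331, 0.0393, 0.327]
tool_rot: [-0.02, 3.132, 0.003]
contact_force: [-0.7, -0.8, 0.2]
opening: 0.0858
```

```bash
python3 - <<'E'
from h import *
go([.42,.05,.32],0)
o=ctrl.get_obs(); im=ctrl.get_image("wrist"); save(im,"w1.png")
Z={"station1":.085,"fin1":0,"pin1":.05,"damper_grip":.161,"damper_axis":.161}
for n,z in Z.items():
    for d in ctrl.spot_point(im,n):
        uv=d["uv"]; print(n,np.round(uv,1),round(d["confidence"],2),np.round(w_at_z(im,o,uv,z),4))
E
```

```text
t 3.35 at [0.4331 0.0393 0.327 ] head 0.013 tilt 0.58 open 0.0858 F [-0.7 -0.8  0.2]
 total tool d(mm) [13.1 10.8  6.8] turn 0.013
station1 [407.7 361.1] 0.94 [0.633  0.1548 0.085 ]
station1 [204.8 346.8] 0.91 [ 0.6163 -0.1008  0.085 ]
station1 [342.  354.8] 0.85 [0.6212 0.0706 0.085 ]
station1 [275.5 352.1] 0.77 [ 0.6187 -0.0109  0.085 ]
station1 [ 70.3 223.6] 0.65 [ 0.4578 -0.2708  0.085 ]
fin1 [422.7 102.6] 0.96 [0.3163 0.1701 0.    ]
fin1 [321.9 246.3] 0.94 [0.5083 0.0448 0.    ]
fin1 [209.7 242. ] 0.82 [ 0.5045 -0.107   0.    ]
fin1 [547.2 237. ] 0.74 [0.4905 0.3845 0.    ]
fin1 [557.2  86.1] 0.57 [0.2657 0.379  0.    ]
pin1 [ 69.8 222. ] 0.96 [ 0.4641 -0.2995  0.05  ]
pin1 [ 60.7 184.9] 0.9 [ 0.4125 -0.3086  0.05  ]
pin1 [ 28.9 189.3] 0.71 [ 0.4154 -0.374   0.05  ]
pin1 [ 74.6 253.6] 0.56 [ 0.5094 -0.2996  0.05  ]
pin1 [ 31.4 227.9] 0.55 [ 0.4724 -0.3798  0.05  ]
pin1 [142.3 193.9] 0.26 [ 0.4291 -0.1772  0.05  ]
damper_grip [ 28.8 188. ] 0.64 [ 0.4003 -0.2647  0.161 ]
damper_axis [121.6 414.9] 0.71 [ 0.6835 -0.2032  0.161 ]
```

View pics/w1.png

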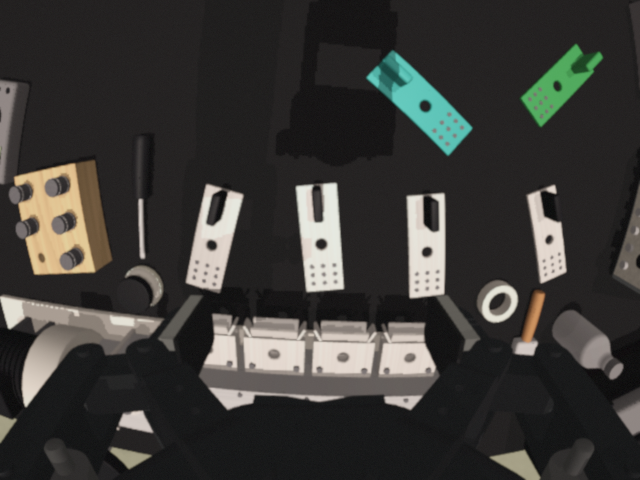

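```bash
cat >> h.py <<'E'
def blob(im,uv,rad=9,up=8,thr=None):
    """subpixel centroid of dark blob near uv"""
    g=cv2.cvtColor(im["img"],cv2.COLOR_RGB2GRAY); u,v=int(round(uv[0])),int(round(uv[1]))
    p=g[v-rad:v+rad+1,u-rad:u+rad+1]; p=cv2.resize(p,None,fx=up,fy=up,interpolation=cv2.INTER_CUBIC)
    t=thr or (int(np.percentile(p,3))+int(np.percentile(p,80)))/2
    n,l,s,c=cv2.connectedComponentsWithStats((p<t).astype(np.uint8))
    q=p.shape[0]/2; best=None
    for i in range(1,n):
        if s[i,4]<up*up*4: continue
        d=np.hypot(*(c[i]-q))
        if best is None or d<best[0]: best=(d,i)
    i=best[1]; cc=(c[i]+0.5)/up-0.5+np.array([u-rad,v-rad]); return cc,s[i,4]/up**2,s[i,2:4]/up
E
python3 - <<'E'
from h import *
o=ctrl.get_obs(); print(o["tool_pos"]); im=ctrl.get_image("wrist")
H=[]
for uv in [(409,357),(342,356),(274,353)]:
    c,a,wh=blob(im,uv,8); p=w_at_z(im,o,c,.085); H.append(p); print("st w",c.round(2),a,wh,p.round(4))
t=ctrl.get_image("top")
HT=[]
for uv in [(250,209.4),(282.2,209),(314.7,207.9),(346.9,207.5)]:
    c,a,wh=blob(t,uv,5); p=at_z(t,c,.085); HT.append(p); print("st t",c.round(2),a,wh,p.round(4))
for uv in [(321,244),(211,245),(427,252),(549,239)]:
    c,a,wh=blob(im,uv,9); print("fin w",c.round(2),a,wh,w_at_z(im,o,c,.006).round(4))
for uv in [(172,270.5),(245,258),(297,258.5),(350,254.5)]:
    c,a,wh=blob(t,uv,6); print("fin t",c.round(2),a,wh,at_z(t,c,.006).round(4))
E
```

```text
[0.43327399 0.03894675 0.32693254]
st w [410.01 357.3 ] 79.03125 [11.25  9.25] [0.6274 0.1565 0.085 ]
st w [343.07 356.77] 87.984375 [11.875  9.5  ] [0.6243 0.0715 0.085 ]
st w [274.04 353.68] 87.921875 [11.75   9.625] [ 0.6213 -0.0133  0.085 ]
st t [254.13 209.41] 26.109375 [ 3.25 11.  ] [0.6271 0.1457 0.085 ]
st t [282.04 206.37] 27.078125 [11.    2.75] [0.6309 0.0719 0.085 ]
st t [314.82 205.71] 30.78125 [8.875 7.   ] [ 0.6274 -0.0146  0.085 ]
st t [346.35 206.94] 22.859375 [5.5  5.25] [ 0.6188 -0.0973  0.085 ]
fin w [321.23 243.69] 94.015625 [11.25  10.625] [0.5031 0.0434 0.006 ]
fin w [211.59 244.69] 79.5625 [10.125 10.125] [ 0.5065 -0.1032  0.006 ]
fin w [426.95 251.38] 78.53125 [10.125  9.875] [0.5122 0.1861 0.006 ]
fin w [548.96 239.  ] 48.640625 [7.25  8.875] [0.4922 0.3836 0.006 ]
fin t [171.98 270.34] 23.328125 [5.375 5.5  ] [0.4921 0.3852 0.006 ]
fin t [250.85 258.34] 16.6875 [ 1.5 13. ] [0.5122 0.169  0.006 ]
fin t [296.28 258.02] 24.65625 [12.5   5.25] [0.5055 0.0445 0.006 ]
fin t [349.76 254.39] 23.328125 [5.625 5.625] [ 0.5067 -0.1026  0.006 ]
```

```bash
cat >> h.py <<'E'
def finpose(im,o,uv,zt=.006,dbg=None,thr=120):
    """uv near locking hole; returns origin xy, heading, rect size"""
    g=im["img"].min(2); m=(g>thr).astype(np.uint8); m=cv2.morphologyEx(m,cv2.MORPH_OPEN,np.ones((2,2),np.uint8))
    n,l=cv2.connectedComponents(m); u,v=int(round(uv[0])),int(round(uv[1]))
    w=l[max(v-12,0):v+13,max(u-12,0):u+13].ravel(); w=w[w>0]; k=np.bincount(w).argmax()
    c=max(cv2.findContours((l==k).astype(np.uint8),cv2.RETR_EXTERNAL,cv2.CHAIN_APPROX_NONE)[0],key=len)[:,0,:]
    P=np.array([w_at_z(im,o,q,zt)[:2] for q in c])
    (cx,cy),(a,b),ang=cv2.minAreaRect((P*1000).astype(np.float32))
    th=np.radians(ang if a>b else ang+90)
    c0,ar,wh=blob(im,uv,int(9)); h=w_at_z(im,o,c0,zt)[:2]
    cc=np.array([cx,cy])/1000; d=np.array([np.cos(th),np.sin(th)])
    # the hole is 6.5 mm on the tail-side of nose: nose 65, tail -78: rect centre at -6.5 mm
    s=(h-cc)@d; 
    if np.cos(th)<0: th+=np.pi
    th=(th+np.pi)%(2*np.pi)-np.pi
    if dbg:
        a_=im["img"][:,:,::-1].copy()
        for q in c: cv2.circle(a_,tuple(int(x) for x in q),0,(0,0,255),-1)
        cv2.circle(a_,tuple(int(round(x)) for x in c0),2,(255,0,0),-1); cv2.imwrite("pics/"+dbg,a_)
    return h,th,(max(a,b),min(a,b)),s*1000,(h-cc)@np.array([-d[1],d[0]])*1000
E
python3 - <<'E'
from h import *
o=ctrl.get_obs(); im=ctrl.get_image("wrist")
for i,uv in enumerate([(549,239),(427,251),(321,244),(211,245)]):
    r=finpose(im,o,uv,dbg="f%d.png"%i); print(r)
E
```

```text
(array([0.49213407, 0.38367473]), np.float64(0.3650956167371344), (146.23397827148438, 53.04367446899414), np.float64(3.7895753799104166), np.float64(-2.1130013797850467))
(array([0.51228522, 0.18604132]), np.float64(0.11239744880527658), (145.52322387695312, 52.24397659301758), np.float64(4.545390780634344), np.float64(-1.674830242674793))
(array([0.50294049, 0.04334117]), np.float64(0.09710937283059495), (145.568115234375, 51.977840423583984), np.float64(4.600461635252021), np.float64(-1.1999272009149684))
(array([ 0.50657858, -0.10316116]), np.float64(-0.2831350365562102), (144.6763458251953, 51.69069290161133), np.float64(-5.245887631874694), np.float64(1.5430143139878107))
```

```bash
python3 - <<'E'
from h import *
go([.4453,.0378,.14],.097)
E
```

```text
t 3.80 at [0.4334 0.0386 0.3269] head 0.012 tilt 0.56 open 0.0855 F [-0.1 -0.   0.6]
 total tool d(mm) [-10.1  -1.2 187. ] turn -0.085
```

Call:
apply_moves --pt "-0.002 0 0.046 -0.085 0.5" --pt "-0.003 0 0.047 0 0.5" --pt "-0.003 0 0.047 0 0.5" --pt "-0.002 0 0.047 0 0.5" --pt "0 0 0 0 0.5" --pt "0 0 0 0 0.5" --pt "0 0 0 0 0.5" --pt "0 0 0 0 0.5"

```text
t: 4.8
tool_pos: [0.4505, 0.0394, 0.1437]
tool_rot: [-0.155, 3.114, -0.001]
contact_force: [1.0, -0.2, -0.1]
opening: 0.0641
```

```bash
python3 - <<'E'
from h import *
go([.4453,.0378,.14],.097)
o=ctrl.get_obs(); im=ctrl.get_image("wrist"); save(im,"w2.png")
uv=w_proj(im,o,[.503,.0434,.006]); print(uv); print(finpose(im,o,uv,dbg="w2f.png"))
E
```

```text
t 4.80 at [0.4505 0.0394 0.1437] head 0.100 tilt 1.38 open 0.0641 F [ 1.  -0.2 -0.1]
 total tool d(mm) [ 5.4 -1.1  3.6] turn 0.003
[317.69419045 285.64761133]
(array([0.50221406, 0.04337919]), np.float64(0.09786323051141199), (144.1018524169922, 51.21517562866211), np.float64(4.406750761565267), np.float64(-0.7826613721126947))
```

View pics/w2f.png

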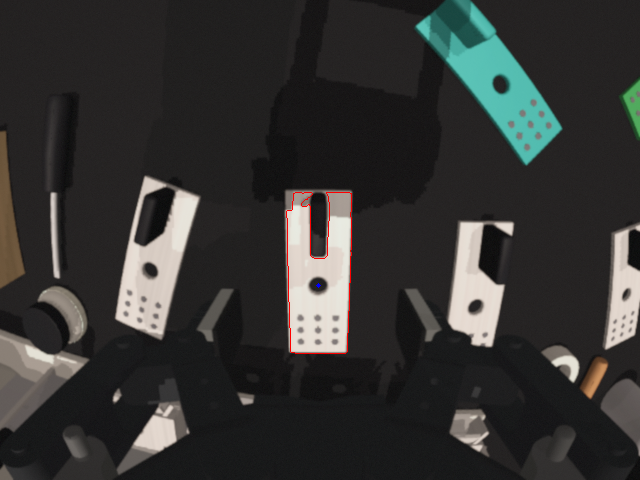

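```bash
cat >> h.py <<'E'
def tiltc():
    t,M,o=pose(); print("tool z in world (mrad): ",np.round(M[:2,2]*1000,1), "pitch about tool y %.1f, roll about tool x %.1f mrad"%(-M[2,0]*1000,-M[2,1]*1000))
E
python3 - <<'E'
from h import *
tiltc()
go([.445,.0378,.012],.098)
E
```

```text
tool z in world (mrad):  [24.4  0.4] pitch about tool y 24.3, roll about tool x 2.0 mrad
t 4.85 at [0.4506 0.0395 0.1438] head 0.100 tilt 1.40 open 0.0642 F [0.8 0.5 1.4]
 total tool d(mm) [  8.9  -0.8 131.6] turn 0.002
```

Call:
apply_moves --pt "0.002 0 0.025 0 0.5" --pt "0.002 -0.001 0.025 0 0.5" --pt "0.002 0 0.025 0 0.5" --pt "0.002 0 0.025 0 0.5" --pt "0.001 0 0.015 0 0.5" --pt "0 0 0 0 0.5" --pt "0 0 0 0 0.5" --pt "0 0 0 0 0.5"

```text
t: 5.85
tool_pos: [0.4522, 0.0369, 0.0347]
tool_rot: [-0.155, 3.096, -0.005]
contact_force: [-0.7, -0.2, -0.0]
opening: 0.064
```

```bash
python3 - <<'E'
from h import *
tiltc()
go([.445,.0378,.012],.098)
E
```

```text
tool z in world (mrad):  [41.6 -1. ] pitch about tool y 41.3, roll about tool x 5.2 mrad
t 5.85 at [0.4522 0.0369 0.0347] head 0.100 tilt 2.38 open 0.0640 F [-0.7 -0.2 -0. ]
 total tool d(mm) [ 8.   1.7 22.4] turn 0.002
```

Call:
apply_moves --pt "0.004 0.001 0.012 0 0.5" --pt "0.005 0.001 0.012 0 0.5" --pt "0 0 0 0 -0.3" --pt "0 0 0 0 -0.8" --pt "0 0 0 0 -1" --pt "0 0 0 0 -1" --pt "0 0 0 0 -1" --pt "0 0 0 0 -1" --grip_force 60

```text
t: 6.85
tool_pos: [0.4439, 0.0381, 0.0094]
tool_rot: [-0.155, 3.095, -0.005]
contact_force: [-0.5, -0.4, -1.0]
opening: 0.0111
```

```bash
python3 - <<'E'
from h import *
tiltc()
go([.445,.0378,.012],.098)
o=ctrl.get_obs(); im=ctrl.get_image("wrist"); save(im,"w3.png")
E
```

```text
tool z in world (mrad):  [42.8 -1.2] pitch about tool y 42.5, roll about tool x 5.4 mrad
t 6.85 at [0.4439 0.0381 0.0094] head 0.100 tilt 2.46 open 0.0111 F [-0.5 -0.4 -1. ]
 total tool d(mm) [-1.2 -0.4 -2.5] turn 0.002
```

View pics/w3.png

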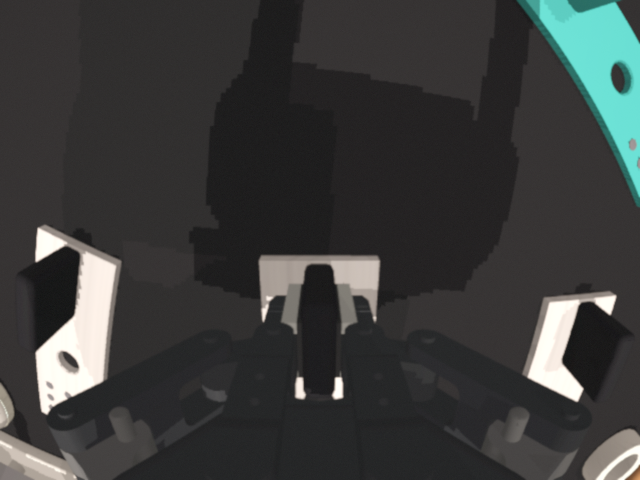

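```bash
cat >> h.py <<'E'
# rig, from wrist measurements
RH=-0.036; ST={1:np.array([.6274,.1565]),2:np.array([.6243,.0715]),3:np.array([.6213,-.0133]),4:np.array([.6183,-.098])}
def rig(n,x,y=0):
    c,s=np.cos(RH),np.sin(RH); return ST[n]+np.array([c*x-s*y,s*x+c*y])
E
python3 - <<'E'
from h import *
print(rig(3,-.171),rig(3,-.0588))
go([*rig(3,-.171),.085],RH)
E
```

```text
[ 0.4504108  -0.00714533] [ 0.5625381  -0.01118366]
t 6.90 at [0.4439 0.0381 0.0094] head 0.100 tilt 2.45 open 0.0113 F [ 0.3  0.5 -1.7]
 total tool d(mm) [ -5.2 -46.  -75.2] turn 0.136
```

Call:
apply_moves --pt "0 0 -0.03 0 -1" --pt "0 0 -0.03 0 -1" --pt "0 0 -0.02 0 -1" --pt "0 -0.023 0 0.068 -1" --pt "0 -0.022 0 0.068 -1" --pt "0 0 0 0 -1" --pt "0 0 0 0 -1" --pt "0 0 0 0 -1"

```text
t: 7.9
tool_pos: [0.4409, -0.0064, 0.09]
tool_rot: [0.058, 3.104, 0.001]
contact_force: [-0.1, 0.9, -1.7]
opening: 0.0113
```

```bash
python3 - <<'E'
from h import *
tiltc()
go([*rig(3,-.171),.079],RH)
o=ctrl.get_obs(); im=ctrl.get_image("wrist"); save(im,"w4.png")
im=ctrl.get_image("scene"); save(im,"s4.png",(220,210,160,120),5)
E
```

```text
tool z in world (mrad):  [37.4 -0. ] pitch about tool y 37.4, roll about tool x -1.4 mrad
t 7.90 at [ 0.4409 -0.0064  0.09  ] head -0.037 tilt 2.14 open 0.0113 F [-0.1  0.9 -1.7]
 total tool d(mm) [-9.1 -0.4 11.3] turn -0.001
```

View pics/s4.png

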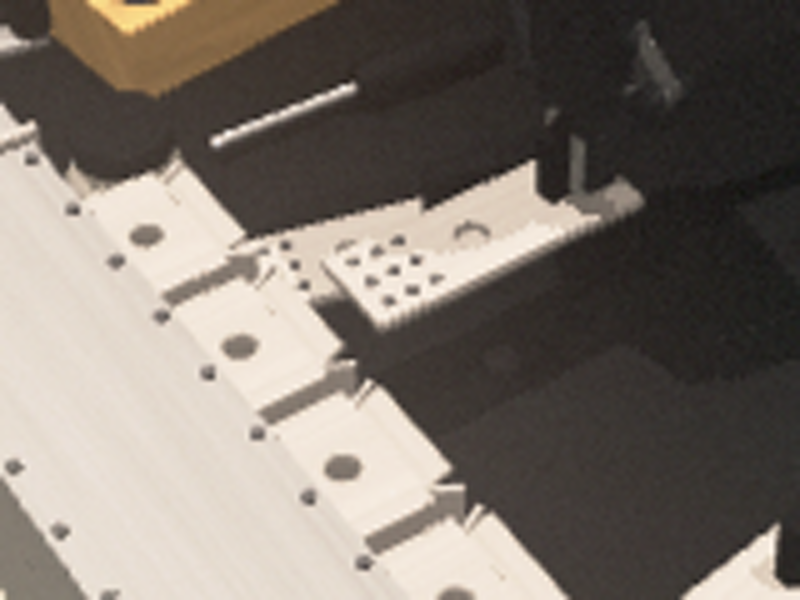

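View pics/w4.png

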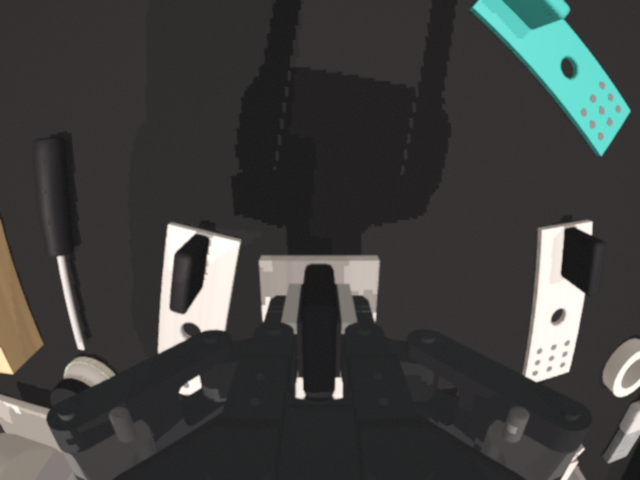

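Call:
apply_moves --pt "-0.003 0 0.006 0 -1" --pt "-0.003 0 0.005 0 -1" --pt "-0.003 0 0 0 -1" --pt "0 0 0 0 -1" --pt "0 0 0 0 -1" --pt "0 0 0 0 -1" --pt "0 0 0 0 -1" --pt "0 0 0 0 -1"

```text
t: 9.0
tool_pos: [0.4509, -0.0062, 0.0784]
tool_rot: [0.056, 3.104, 0.001]
contact_force: [0.9, -0.2, -1.1]
opening: 0.0115
```

```bash
python3 - <<'E'
from h import *
tiltc()
go([*rig(3,-.171),.079],RH)
go([*rig(3,-.11),.079],RH)
E
```

```text
tool z in world (mrad):  [37.   0.1] pitch about tool y 37.0, roll about tool x -1.5 mrad
t 9.00 at [ 0.4509 -0.0062  0.0784] head -0.036 tilt 2.12 open 0.0115 F [ 0.9 -0.2 -1.1]
 total tool d(mm) [ 0.5 -1.  -0.6] turn 0.000
t 9.00 at [ 0.4509 -0.0062  0.0784] head -0.036 tilt 2.12 open 0.0115 F [ 0.9 -0.2 -1.1]
 total tool d(mm) [-60.5  -1.    1.6] turn 0.000
```

Call:
apply_moves --pt "-0.01 -0.0005 0.0003 0 -1" --pt "-0.01 -0.0005 0.0003 0 -1" --pt "-0.01 0 0.0003 0 -1" --pt "-0.01 0 0.0003 0 -1" --pt "-0.01 0 0.0003 0 -1" --pt "-0.01 0 0.0003 0 -1" --pt "0 0 0 0 -1" --pt "0 0 0 0 -1"

```text
t: 10.0
tool_pos: [0.5161, -0.0097, 0.0788]
tool_rot: [0.056, 3.104, 0.001]
contact_force: [0.4, 0.1, -1.6]
opening: 0.0108
```

```bash
python3 - <<'E'
from h import *
tiltc()
go([*rig(3,-.0588),.079],RH)
im=ctrl.get_image("wrist"); save(im,"w5.png")
im=ctrl.get_image("scene"); save(im,"s5.png",(220,210,160,120),5)
E
```

```text
tool z in world (mrad):  [37.3  0. ] pitch about tool y 37.3, roll about tool x -1.4 mrad
t 10.00 at [ 0.5161 -0.0097  0.0788] head -0.036 tilt 2.14 open 0.0108 F [ 0.4  0.1 -1.6]
 total tool d(mm) [-46.5   0.2   1.6] turn 0.000
```

View pics/s5.png

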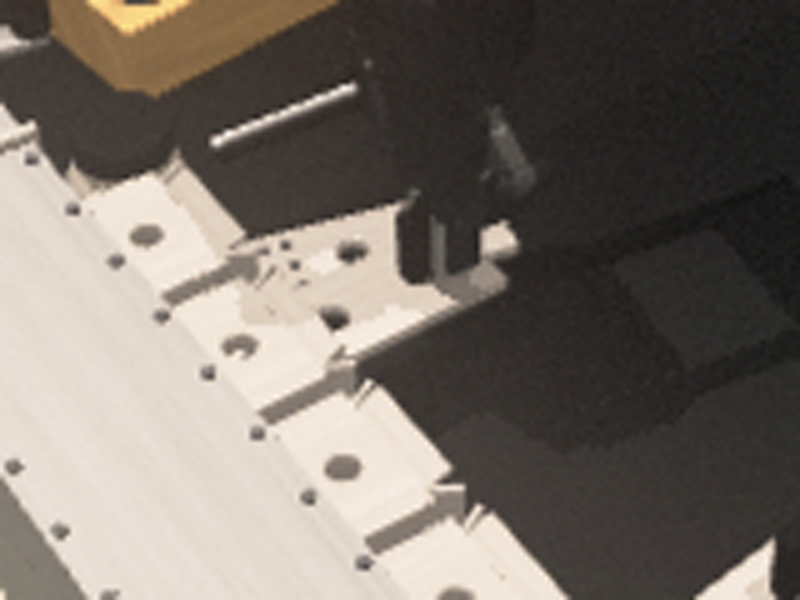

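Call:
apply_moves --pt "-0.01 0 0.0003 0 -1" --pt "-0.01 0 0.0003 0 -1" --pt "-0.01 0 0.0003 0 -1" --pt "-0.01 0 0.0003 0 -1" --pt "-0.004 0 0 0 -1" --pt "-0.003 0 0 0 -1" --pt "-0.003 0 0 0 -1" --pt "-0.003 0 0 0 -1"

```text
t: 11.1
tool_pos: [0.5615, -0.0114, 0.0778]
tool_rot: [0.055, 3.136, 0.001]
contact_force: [-15.2, 1.1, 8.4]
opening: 0.0115
```

```bash
python3 - <<'E'
from h import *
tiltc()
go([*rig(3,-.0588),.079],RH)
im=ctrl.get_image("scene"); save(im,"s6.png",(220,210,160,120),5)
E
```

```text
tool z in world (mrad):  [5.6 0.7] pitch about tool y 5.6, roll about tool x -0.9 mrad
t 11.10 at [ 0.5615 -0.0114  0.0778] head -0.035 tilt 0.32 open 0.0115 F [-15.2   1.1   8.4]
 total tool d(mm) [-1.   0.2 -1.2] turn 0.001
```

View pics/s6.png

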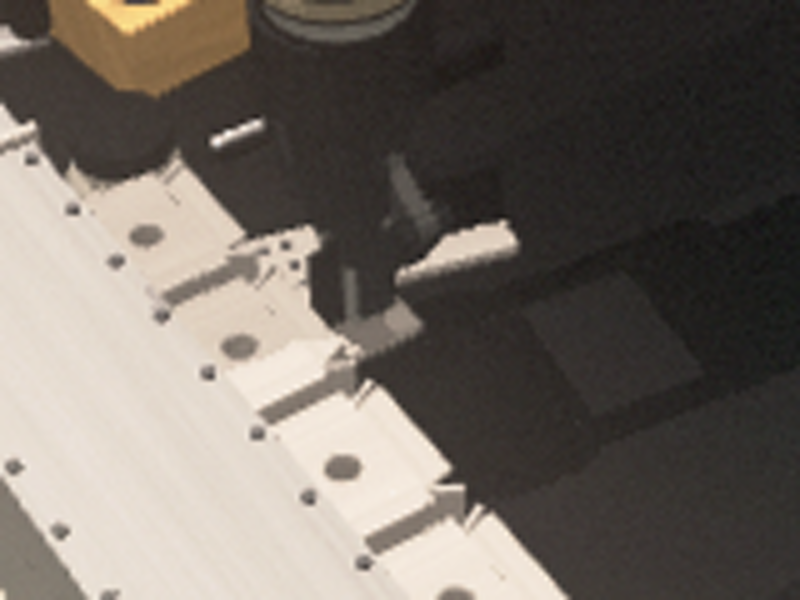

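Call:
apply_moves --pt "0.001 0 0 0 0" --pt "0 0 0 0 0.2" --pt "0 0 0 0 0.2" --pt "0 0 -0.04 0 0.2" --pt "0 0 -0.045 0 0.3" --pt "0.035 -0.02 -0.01 0.08 0.5" --pt "0.045 -0.025 0 0.08 0.5" --pt "0.03 -0.025 0 0.08 0.5"

```text
t: 12.15
tool_pos: [0.444, -0.0695, 0.1779]
tool_rot: [0.436, 3.099, 0.0]
contact_force: [-0.6, 0.2, 1.2]
opening: 0.064
```

```bash
python3 - <<'E'
from h import *
tiltc()
go([.4509,-.087,.14],-.283)
o=ctrl.get_obs(); im=ctrl.get_image("wrist"); save(im,"w7.png")
uv=w_proj(im,o,[.5066,-.1032,.006]); print(uv); r=finpose(im,o,uv,dbg="w7f.png"); print(r)
E
```

```text
tool z in world (mrad):  [12.5 -1.5] pitch about tool y 12.4, roll about tool x -2.0 mrad
t 12.15 at [ 0.444  -0.0695  0.1779] head -0.279 tilt 0.72 open 0.0640 F [-0.6  0.2  1.2]
 total tool d(mm) [-11. -15.  38.] turn 0.004
[302.03734984 289.31940116]
(array([ 0.50601372, -0.10324791]), np.float64(-0.28157535626380437), (144.70445251464844, 51.483070373535156), np.float64(-4.891598505087205), np.float64(0.8497230953139784))
```

View pics/w7f.png

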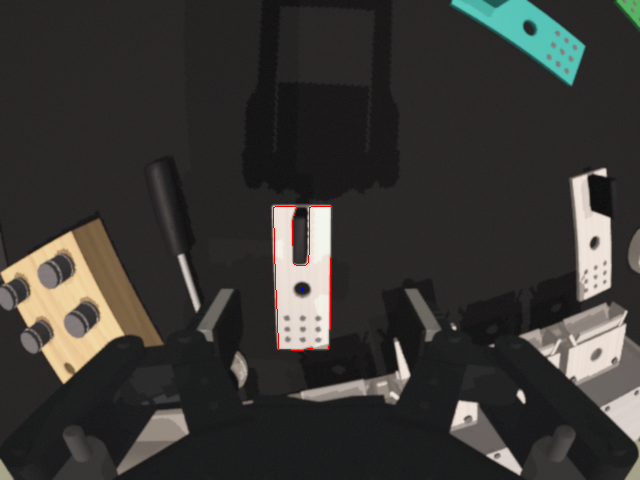

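```bash
python3 - <<'E'
from h import *
go([.4495,-.0869,.03],-.282)
E
```

```text
t 12.20 at [ 0.4413 -0.0708  0.1773] head -0.283 tilt 0.56 open 0.0638 F [ 2.6  0.2 -0.5]
 total tool d(mm) [-11.  -13.2 147.4] turn -0.001
```

Call:
apply_moves --pt "-0.002 -0.004 0.03 0 0.5" --pt "-0.002 -0.004 0.03 0 0.5" --pt "-0.002 -0.004 0.03 0 0.5" --pt "-0.001 -0.001 0.03 0 0.5" --pt "-0.001 0 0.027 0 0.5" --pt "0 0 0 0 0.5" --pt "0 0 0 0 0.5" --pt "0 0 0 0 0.5"

```text
t: 13.2
tool_pos: [0.4518, -0.0891, 0.0329]
tool_rot: [0.443, 3.086, -0.007]
contact_force: [-0.1, 0.6, 0.2]
opening: 0.0642
```

```bash
python3 - <<'E'
from h import *
tiltc(); go([.4495,-.0869,.0095],-.282)
E
```

```text
tool z in world (mrad):  [23.6 -7.7] pitch about tool y 24.8, roll about tool x 0.7 mrad
t 13.20 at [ 0.4518 -0.0891  0.0329] head -0.285 tilt 1.42 open 0.0642 F [-0.1  0.6  0.2]
 total tool d(mm) [ 3.4  1.5 23.4] turn -0.003
```

Call:
apply_moves --pt "0.002 0.001 0.012 0 0.5" --pt "0.002 0.0005 0.011 0 0.5" --pt "0 0 0 0 -0.3" --pt "0 0 0 0 -0.8" --pt "0 0 0 0 -1" --pt "0 0 0 0 -1" --pt "0 0 0 0 -1" --pt "0 0 -0.004 0 -1"

```text
t: 14.2
tool_pos: [0.4492, -0.0866, 0.0136]
tool_rot: [0.442, 3.084, -0.007]
contact_force: [0.6, 0.8, -3.2]
opening: 0.0111
```

```bash
python3 - <<'E'
from h import *
tiltc(); go([*rig(4,-.171),.0785],RH)
E
```

```text
tool z in world (mrad):  [25.2 -8.1] pitch about tool y 26.5, roll about tool x 0.7 mrad
t 14.20 at [ 0.4492 -0.0866  0.0136] head -0.285 tilt 1.52 open 0.0111 F [ 0.6  0.8 -3.2]
 total tool d(mm) [ -1.5  -5.6 -64.9] turn -0.249
```

Call:
apply_moves --pt "0 0 -0.025 0 -1" --pt "0 0 -0.025 0 -1" --pt "0 0 -0.016 0 -1" --pt "0 0 0 -0.125 -1" --pt "0 0 0 -0.124 -1" --pt "0 0 0 0 -1" --pt "0 0 0 0 -1" --pt "0 0 0 0 -1"

```text
t: 15.2
tool_pos: [0.4454, -0.0855, 0.081]
tool_rot: [0.05, 3.12, -0.01]
contact_force: [0.7, -0.0, -2.4]
opening: 0.0112
```

```bash
python3 - <<'E'
from h import *
tiltc(); go([*rig(4,-.171),.079],RH)
E
```

```text
tool z in world (mrad):  [21.3 -7.1] pitch about tool y 21.5, roll about tool x 6.4 mrad
t 15.20 at [ 0.4454 -0.0855  0.081 ] head -0.032 tilt 1.28 open 0.0112 F [ 0.7 -0.  -2.4]
 total tool d(mm) [-2.1 -6.3  2.1] turn 0.004
```

Call:
apply_moves --pt "-0.002 -0.003 0.001 0.004 -1" --pt "0 -0.003 0.001 0 -1" --pt "0 0 0 0 -1" --pt "-0.01 0 0.0002 0 -1" --pt "-0.01 0 0.0002 0 -1" --pt "-0.01 0 0.0002 0 -1" --pt "0 0 0 0 -1" --pt "0 0 0 0 -1"

```text
t: 16.2
tool_pos: [0.4724, -0.0931, 0.0775]
tool_rot: [-0.058, -3.138, 0.009]
contact_force: [-6.0, 0.2, 3.4]
opening: 0.0113
```

```bash
python3 - <<'E'
from h import *
tiltc(); go([*rig(4,-.0592),.079],RH)
im=ctrl.get_image("scene"); save(im,"s8.png",(220,210,160,120),5)
E
```

```text
tool z in world (mrad):  [-3.6 -5.8] pitch about tool y -3.4, roll about tool x 5.9 mrad
t 16.20 at [ 0.4724 -0.0931  0.0775] head -0.037 tilt 0.39 open 0.0113 F [-6.   0.2  3.4]
 total tool d(mm) [-86.8   0.4  -1.8] turn -0.001
```

View pics/s8.png

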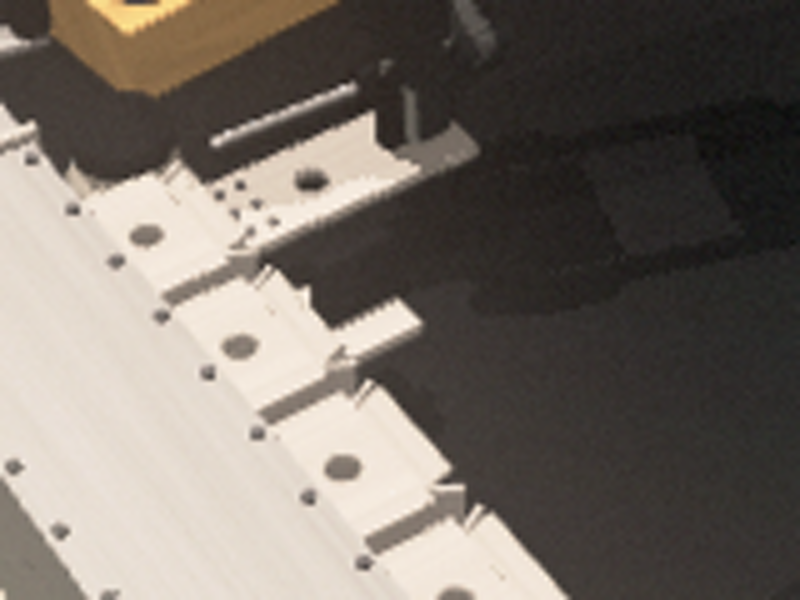

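Call:
apply_moves --pt "0.006 0 -0.0015 0 -1" --pt "0 0 -0.0015 0 -1" --pt "0 0 0 0 -1" --pt "-0.008 0 0 0 -1" --pt "-0.008 0 0 0 -1" --pt "-0.006 0 0 0 -1" --pt "0 0 0 0 -1" --pt "0 0 0 0 -1"

```text
t: 17.25
tool_pos: [0.4915, -0.0937, 0.0807]
tool_rot: [-0.057, -3.139, 0.009]
contact_force: [0.6, -0.4, -2.2]
opening: 0.0113
```

```bash
python3 - <<'E'
from h import *
tiltc(); go([*rig(4,-.0592),.079],RH)
im=ctrl.get_image("scene"); save(im,"s9.png",(220,210,160,120),5)
E
```

```text
tool z in world (mrad):  [-2.4 -5.8] pitch about tool y -2.2, roll about tool x 5.9 mrad
t 17.25 at [ 0.4915 -0.0937  0.0807] head -0.036 tilt 0.36 open 0.0113 F [ 0.6 -0.4 -2.2]
 total tool d(mm) [-67.6   0.2   1.6] turn -0.000
```

View pics/s9.png

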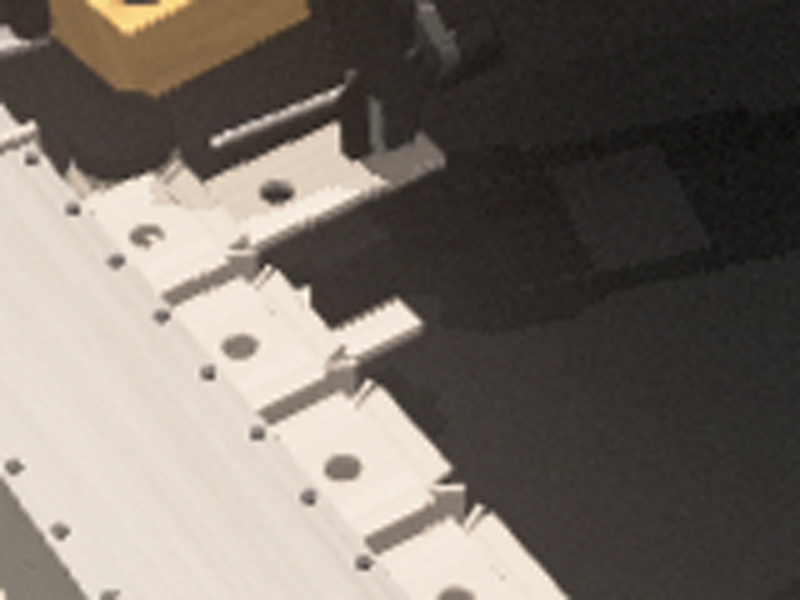

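Call:
apply_moves --pt "-0.01 0 0.0005 0 -1" --pt "-0.01 0 0.0005 0 -1" --pt "-0.01 0 0 0 -1" --pt "-0.01 0 0 0 -1" --pt "-0.01 0 0 0 -1" --pt "-0.01 0 0 0 -1" --pt "-0.003 0 0 0 -1" --pt "-0.003 0 0 0 -1"

```text
t: 18.3
tool_pos: [0.5592, -0.0961, 0.079]
tool_rot: [-0.056, -3.129, 0.008]
contact_force: [-22.2, 0.1, 10.2]
opening: 0.0116
```

```bash
python3 - <<'E'
from h import *
tiltc(); go([*rig(4,-.0592),.079],RH)
E
```

```text
tool z in world (mrad):  [-11.7  -5.2] pitch about tool y -11.5, roll about tool x 5.6 mrad
t 18.30 at [ 0.5592 -0.0961  0.079 ] head -0.036 tilt 0.73 open 0.0116 F [-22.2   0.1  10.2]
 total tool d(mm) [0.  0.2 0. ] turn 0.000
```

Call:
apply_moves --pt "0.001 0 0 0 0" --pt "0 0 0 0 0.2" --pt "0 0 0 0 0.2" --pt "0 0 -0.05 0 0.2" --pt "0.02 0 -0.05 0 0.3" --pt "0.04 0.045 0 -0.05 0.5" --pt "0.04 0.055 0 -0.05 0.5" --pt "0.01 0.055 0 -0.05 0.5"

```text
t: 19.3
tool_pos: [0.4488, 0.0587, 0.1862]
tool_rot: [0.175, -3.135, 0.009]
contact_force: [-0.2, 0.5, 0.4]
opening: 0.0643
```

```bash
python3 - <<'E'
from h import *
tiltc(); go([.449,.178,.18],.112)
o=ctrl.get_obs();im=ctrl.get_image("wrist"); save(im,"w10.png")
E
```

```text
tool z in world (mrad):  [-1.3 -5.6] pitch about tool y -1.9, roll about tool x 5.4 mrad
t 19.30 at [0.4488 0.0587 0.1862] head 0.111 tilt 0.33 open 0.0643 F [-0.2  0.5  0.4]
 total tool d(mm) [-13.5 118.6   5.5] turn -0.001
```

View pics/w10.png

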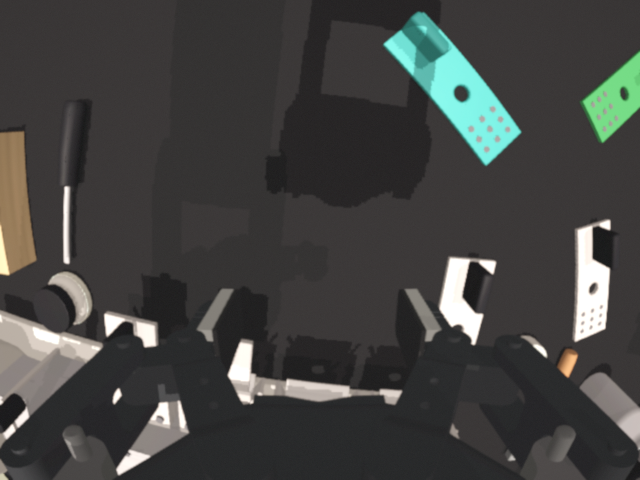

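Call:
apply_moves --pt "-0.007 0.04 0.005 0 0.5" --pt "-0.006 0.045 0.005 0 0.5" --pt "0 0.035 0 0 0.5" --pt "0 0 0 0 0.5" --pt "0 0 0 0 0.5" --pt "0 0 0 0 0.5" --pt "0 0 0 0 0.5" --pt "0 0 0 0 0.5"

```text
t: 20.35
tool_pos: [0.4476, 0.1873, 0.1782]
tool_rot: [-0.185, 3.131, -0.002]
contact_force: [0.2, -0.6, 0.4]
opening: 0.0638
```

```bash
python3 - <<'E'
from h import *
tiltc(); 
o=ctrl.get_obs();im=ctrl.get_image("wrist"); save(im,"w11.png")
for p in ([.5122,.186,.006],[.492,.384,.006]):
    uv=w_proj(im,o,p); print(uv)
    try: h,th,sz,*r=finpose(im,o,uv,dbg="w11f.png"); print(h,th,sz,r); print("TCP",h-.059*np.array([np.cos(th),np.sin(th)])); go([*(h-.059*np.array([np.cos(th),np.sin(th)])),.03],th)
    except Exception as e: print(e)
E
```

```text
tool z in world (mrad):  [ 5.  -0.7] pitch about tool y 4.9, roll about tool x 1.3 mrad
[309.42773737 285.44777432]
[0.51197289 0.18167669] 0.027493447280245054 (145.6908721923828, 51.74460983276367) [np.float64(-34.84248113953907), np.float64(-31.508621357537535)]
TCP [0.45299519 0.18005478]
t 20.40 at [0.4476 0.1874 0.1782] head 0.118 tilt 0.30 open 0.0637 F [-1.2  0.   0.7]
 total tool d(mm) [ -3.8  -7.7 148.3] turn 0.090
[508.00715322 284.67477376]
[0.49184614 0.38371341] 0.36431514409017307 (145.60345458984375, 52.447425842285156) [np.float64(4.299715603914308), np.float64(-1.5260422202320425)]
TCP [0.43671843 0.36269115]
t 20.40 at [0.4476 0.1874 0.1782] head 0.118 tilt 0.30 open 0.0637 F [-1.2  0.   0.7]
 total tool d(mm) [ -9.1 175.6 148. ] turn -0.246
```

View pics/w11.png

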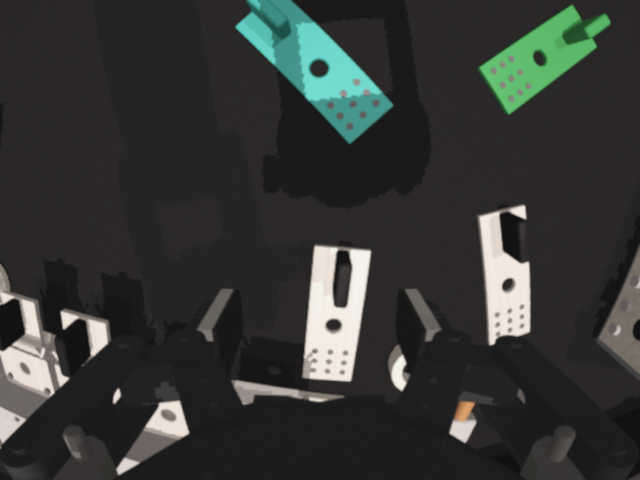

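Fin B has been knocked. Its hole is now at about (333,325) rather than the expected (309,285), so I'm measuring it again.

```bash
python3 - <<'E'
from h import *
o=ctrl.get_obs();im=ctrl.get_image("wrist")
h,th,sz,*r=finpose(im,o,(333,325),dbg="w11f.png"); print(h,th,sz,r); 
T=h-.059*np.array([np.cos(th),np.sin(th)]);print("TCP",T); go([*T,.03],th)
t=ctrl.get_image("top")
for d in ctrl.search_frame(t,"tape")[:1]: e=d["extent"]; print(at_z(t,(e[0]+e[2]/2,e[1]+e[3]/2),.022))
E
```

```text
[0.55077844 0.21310848] 0.02713532285384579 (145.72006225585938, 51.74494171142578) [np.float64(4.758716181520985), np.float64(-1.171759970601078)]
TCP [0.49180016 0.21150769]
t 20.45 at [0.4475 0.1875 0.1782] head 0.118 tilt 0.29 open 0.0639 F [0.1 0.1 0.2]
 total tool d(mm) [-46.1  18.8 148.4] turn 0.091
```

View pics/w11f.png

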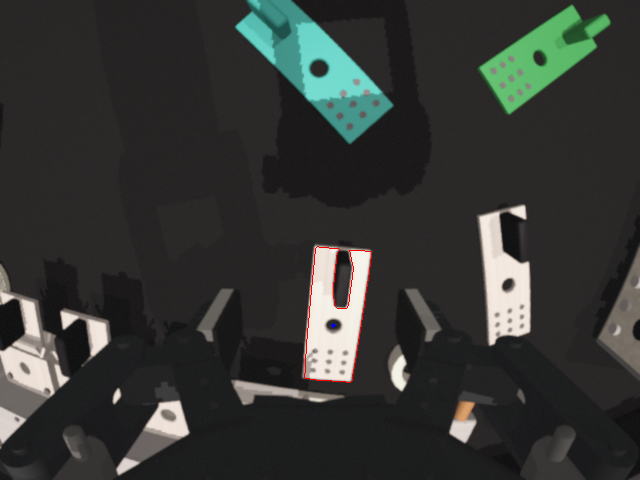

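Call:
apply_moves --pt "-0.012 0.005 0.03 0.045 0.5" --pt "-0.012 0.005 0.03 0.046 0.5" --pt "-0.012 0.005 0.03 0 0.5" --pt "-0.008 0.003 0.03 0 0.5" --pt "0 0 0.025 0 0.5" --pt "0 0 0 0 0.5" --pt "0 0 0 0 0.5" --pt "0 0 0 0 0.5"

```text
t: 21.55
tool_pos: [0.4955, 0.21, 0.0334]
tool_rot: [-0.039, 3.129, 0.002]
contact_force: [-0.4, 0.7, 0.1]
opening: 0.0641
```

```bash
python3 - <<'E'
from h import *
tiltc(); go([.4918,.2115,.0095],.027)
E
```

```text
tool z in world (mrad):  [12.1  1.2] pitch about tool y 12.1, roll about tool x -0.9 mrad
t 21.55 at [0.4955 0.21   0.0334] head 0.025 tilt 0.70 open 0.0641 F [-0.4  0.7  0.1]
 total tool d(mm) [ 3.9  1.6 23.9] turn -0.002
```

Call:
apply_moves --pt "0.002 0.001 0.012 0 0.5" --pt "0.002 0.0005 0.011 0 0.5" --pt "0 0 0 0 -0.3" --pt "0 0 0 0 -0.8" --pt "0 0 0 0 -1" --pt "0 0 0 0 -1" --pt "0 0 0 0 -1" --pt "0 0 0 0 -1"

```text
t: 22.55
tool_pos: [0.4925, 0.2119, 0.0107]
tool_rot: [-0.039, 3.126, 0.003]
contact_force: [0.2, -0.5, -0.2]
opening: 0.0111
```

```bash
python3 - <<'E'
from h import *
tiltc(); go([.4918,.2115,.0095],.027)
go([*rig(1,-.171),.085],RH)
E
```

```text
tool z in world (mrad):  [15.2  2.2] pitch about tool y 15.3, roll about tool x -1.8 mrad
t 22.55 at [0.4925 0.2119 0.0107] head 0.025 tilt 0.88 open 0.0111 F [ 0.2 -0.5 -0.2]
 total tool d(mm) [ 0.7 -0.4  1.2] turn -0.002
t 22.55 at [0.4925 0.2119 0.0107] head 0.025 tilt 0.88 open 0.0111 F [ 0.2 -0.5 -0.2]
 total tool d(mm) [ 36.1 -48.2 -74.9] turn 0.061
```

Call:
apply_moves --pt "0 0 -0.012 0 -1" --pt "0.02 0 -0.006 0 -1" --pt "0.018 0 -0.01 0 -1" --pt "0 -0.01 -0.023 0.03 -1" --pt "0 -0.018 -0.023 0.031 -1" --pt "0 -0.02 0 0 -1" --pt "0 0 0 0 -1" --pt "0 0 0 0 -1"

```text
t: 23.55
tool_pos: [0.4507, 0.1619, 0.0897]
tool_rot: [0.059, 3.126, 0.004]
contact_force: [0.2, 0.7, -2.8]
opening: 0.0114
```

```bash
python3 - <<'E'
from h import *
tiltc(); 
go([*rig(1,-.171),.081],RH)
im=ctrl.get_image("scene"); save(im,"s12.png",(220,210,240,180),3)
E
```

```text
tool z in world (mrad):  [15.4  2.4] pitch about tool y 15.3, roll about tool x -2.9 mrad
t 23.55 at [0.4507 0.1619 0.0897] head -0.038 tilt 0.89 open 0.0114 F [ 0.2  0.7 -2.8]
 total tool d(mm) [-5.6  1.   8.8] turn -0.002
```

View pics/s12.png

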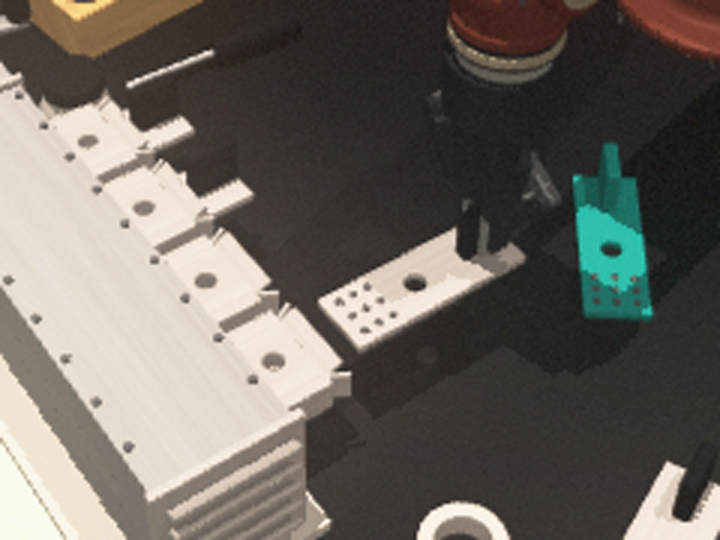

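Call:
apply_moves --pt "-0.003 0.0005 0.005 -0.002 -1" --pt "-0.003 0.0005 0.0045 0 -1" --pt "0 0 0 0 -1" --pt "-0.01 0 0.0001 0 -1" --pt "-0.01 0 0.0002 0 -1" --pt "-0.01 0 0.0001 0 -1" --pt "-0.01 0 0.0002 0 -1" --pt "0 0 0 0 -1"

```text
t: 24.6
tool_pos: [0.4847, 0.163, 0.0741]
tool_rot: [-0.052, -3.112, -0.001]
contact_force: [2.8, -0.2, 3.2]
opening: 0.0116
```

```bash
python3 - <<'E'
from h import *
tiltc(); 
go([*rig(1,-.0583),.0803],RH)
E
```

```text
tool z in world (mrad):  [-28.9   1.2] pitch about tool y -28.9, roll about tool x -0.2 mrad
t 24.60 at [0.4847 0.163  0.0741] head -0.033 tilt 1.66 open 0.0116 F [ 2.8 -0.2  3.2]
 total tool d(mm) [-84.3  -1.6  -8.6] turn 0.003
```

```bash
python3 - <<'E'
from h import *
im=ctrl.get_image("scene"); save(im,"s13.png",(260,270,160,120),5)
E
```

```text
(no output)
```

View pics/s13.png

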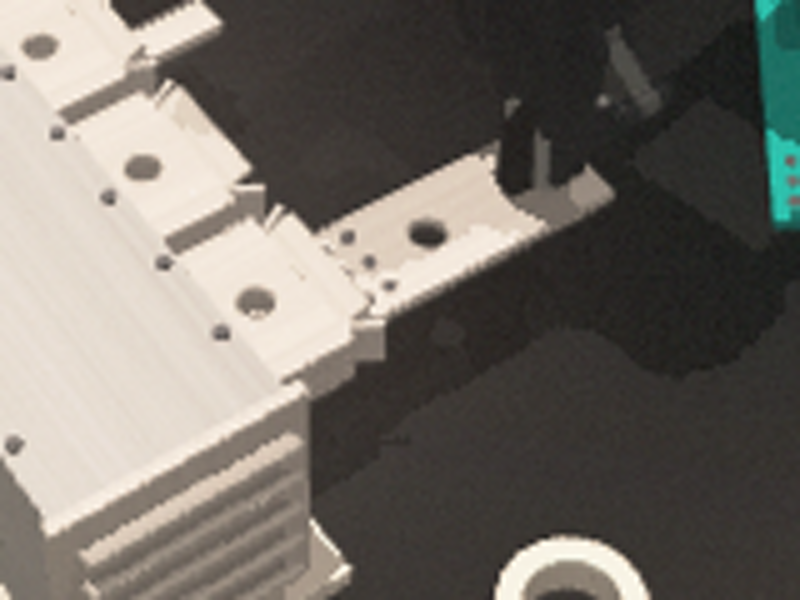

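Call:
apply_moves --pt "0.003 -0.001 -0.003 0.003 -1" --pt "0 0 -0.004 0 -1" --pt "0 0 0 0 -1" --pt "0 0 0 0 -1" --pt "-0.005 -0.0005 0 0 -1" --pt "0 0 0 0 -1" --pt "0 0 0 0 -1" --pt "0 0 0 0 -1"

```text
t: 25.65
tool_pos: [0.484, 0.1612, 0.0805]
tool_rot: [-0.057, -3.103, -0.001]
contact_force: [-0.8, 0.7, -4.2]
opening: 0.0115
```

```bash
python3 - <<'E'
from h import *
tiltc(); 
go([*rig(1,-.0583),.0803],RH)
im=ctrl.get_image("scene"); save(im,"s14.png",(260,270,160,120),5)
E
```

```text
tool z in world (mrad):  [-37.6   1.3] pitch about tool y -37.6, roll about tool x 0.1 mrad
t 25.65 at [0.484  0.1612 0.0805] head -0.037 tilt 2.16 open 0.0115 F [-0.8  0.7 -4.2]
 total tool d(mm) [-85.1   0.6  -3. ] turn -0.001
```

View pics/s14.png

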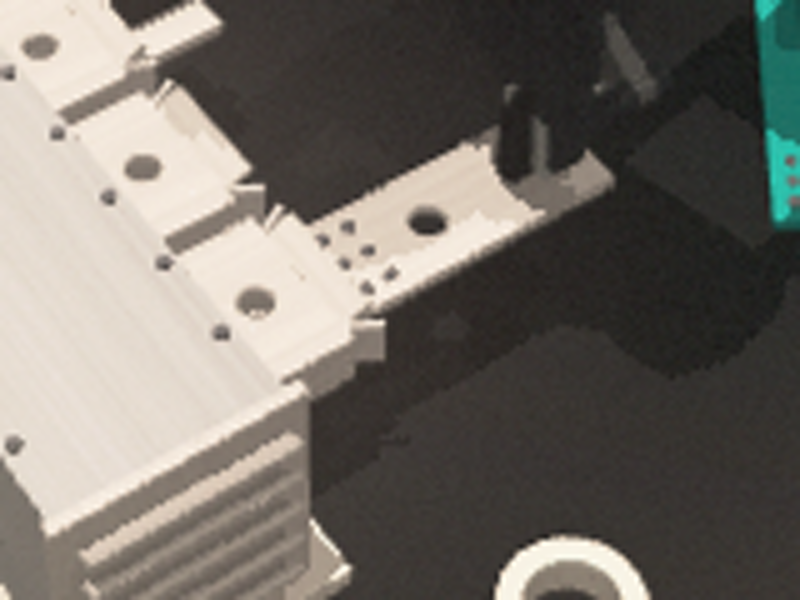

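Call:
apply_moves --pt "-0.005 0 -0.0002 0 -1" --pt "-0.005 0 -0.0002 0 -1" --pt "-0.005 0 -0.0002 0 -1" --pt "0 0 0 0 -1" --pt "0 0 0 0 -1" --pt "0 0 0 0 -1" --pt "0 0 0 0 -1" --pt "0 0 0 0 -1"

```text
t: 26.7
tool_pos: [0.5006, 0.1605, 0.0805]
tool_rot: [-0.058, -3.104, -0.001]
contact_force: [0.9, 0.2, -3.7]
opening: 0.0113
```

```bash
python3 - <<'E'
from h import *
tiltc(); 
go([*rig(1,-.0583),.0803],RH)
im=ctrl.get_image("scene"); save(im,"s15.png",(260,270,160,120),5)
E
```

```text
tool z in world (mrad):  [-36.5   1.3] pitch about tool y -36.6, roll about tool x 0.1 mrad
t 26.70 at [0.5006 0.1605 0.0805] head -0.037 tilt 2.10 open 0.0113 F [ 0.9  0.2 -3.7]
 total tool d(mm) [-68.6   0.7  -2.4] turn -0.001
```

View pics/s15.png

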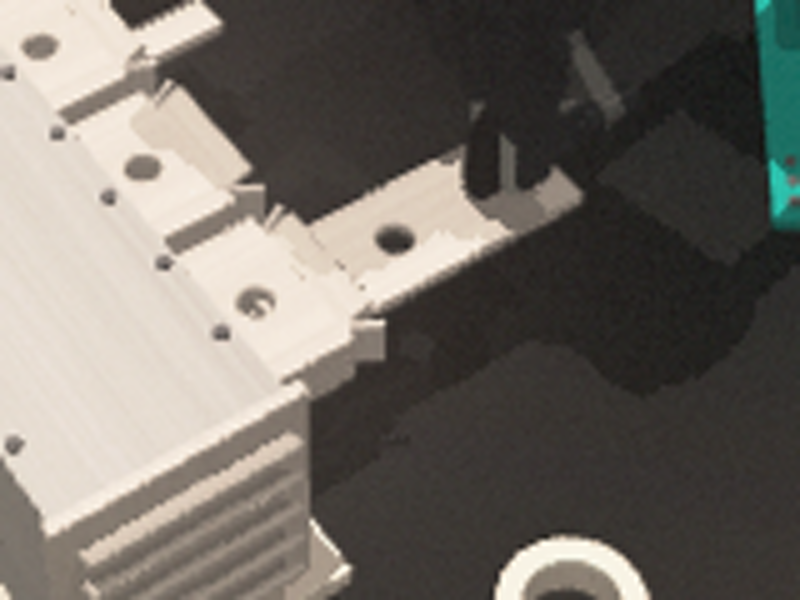

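Moving freely now: the nose shows through the pin hole. I'll push it home.

Call:
apply_moves --pt "-0.01 0.0003 -0.0004 0 -1" --pt "-0.01 0.0003 -0.0004 0 -1" --pt "-0.01 0 -0.0004 0 -1" --pt "-0.01 0 -0.0004 0 -1" --pt "-0.01 0 -0.0004 0 -1" --pt "-0.01 0 -0.0004 0 -1" --pt "-0.004 0 0 0 -1" --pt "-0.003 0 0 0 -1"

```text
t: 27.75
tool_pos: [0.5687, 0.1585, 0.08]
tool_rot: [-0.058, -3.092, 0.0]
contact_force: [-23.3, -0.8, 9.6]
opening: 0.0113
```

```bash
python3 - <<'E'
from h import *
tiltc(); 
go([*rig(1,-.0583),.0803],RH)
E
```

```text
tool z in world (mrad):  [-48.6   0.7] pitch about tool y -48.6, roll about tool x 1.1 mrad
t 27.75 at [0.5687 0.1585 0.08  ] head -0.037 tilt 2.79 open 0.0113 F [-23.3  -0.8   9.6]
 total tool d(mm) [-0.4  0.1 -0.3] turn -0.001
```

Call:
apply_moves --pt "0.001 0 0 0 0" --pt "0 0 0 0 0.2" --pt "0 0 0 0 0.2" --pt "0 0 -0.05 0 0.2" --pt "0.01 0 -0.045 0 0.3" --pt "0.04 0.03 0 -0.1 0.5" --pt "0.04 0.04 0 -0.1 0.5" --pt "0.04 0.04 0 -0.1 0.5"

```text
t: 28.75
tool_pos: [0.4385, 0.2617, 0.1894]
tool_rot: [0.412, -3.08, -0.014]
contact_force: [-0.0, 0.6, 1.0]
opening: 0.0639
```

```bash
python3 - <<'E'
from h import *
tiltc(); go([.4367,.3627,.17],.364)
E
```

```text
tool z in world (mrad):  [-34.7   4.4] pitch about tool y -32.3, roll about tool x -13.3 mrad
t 28.75 at [0.4385 0.2617 0.1894] head 0.266 tilt 2.00 open 0.0639 F [-0.   0.6  1. ]
 total tool d(mm) [-25.4  97.7  19.9] turn -0.098
```

Call:
apply_moves --pt "-0.008 0.04 0.005 -0.05 0.5" --pt "-0.008 0.04 0.005 -0.048 0.5" --pt "-0.008 0.008 0.005 0 0.5" --pt "0 0 0 0 0.5" --pt "0 0 0 0 0.5" --pt "0 0 0 0 0.5" --pt "0 0 0 0 0.5" --pt "0 0 0 0 0.5"

```text
t: 29.75
tool_pos: [0.4342, 0.355, 0.1775]
tool_rot: [0.568, -3.063, -0.018]
contact_force: [0.3, -0.1, -0.6]
opening: 0.0642
```

```bash
python3 - <<'E'
from h import *
tiltc(); 
o=ctrl.get_obs();im=ctrl.get_image("wrist"); save(im,"w16.png")
uv=w_proj(im,o,[.492,.384,.006]); print(uv)
h,th,sz,*r=finpose(im,o,uv,dbg="w16f.png"); print(h,th,sz,r); T=h-.059*np.array([np.cos(th),np.sin(th)]); print("TCP",T); go([*T,.03],th)
E
```

```text
tool z in world (mrad):  [-28.    6.3] pitch about tool y -23.9, roll about tool x -15.9 mrad
[322.91270982 291.8683371 ]
[0.49189796 0.38425437] 0.36359822112472395 (144.48394775390625, 52.10600662231445) [np.float64(4.299623120636424), np.float64(-0.8999926751452713)]
TCP [0.43675519 0.36327164]
t 29.80 at [0.4342 0.355  0.1776] head 0.367 tilt 1.64 open 0.0639 F [ 0.5  0.1 -0. ]
 total tool d(mm) [ -8.8   4.4 147.5] turn 0.003
```

View pics/w16f.png

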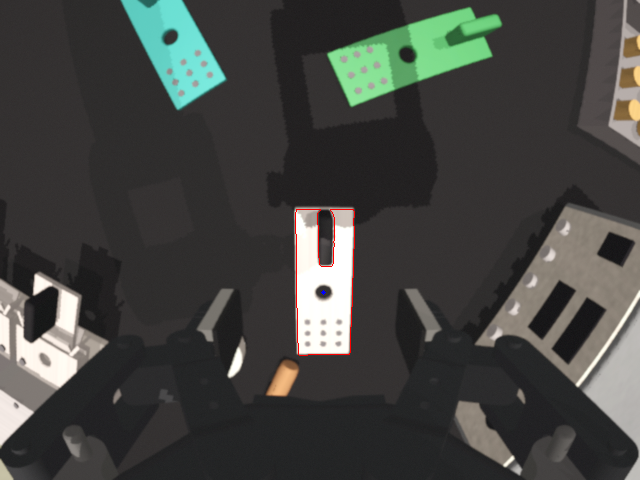

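Call:
apply_moves --pt "-0.002 0.001 0.03 0 0.5" --pt "-0.002 0.001 0.03 0 0.5" --pt "-0.002 0.001 0.03 0 0.5" --pt "-0.001 0.001 0.03 0 0.5" --pt "0 0 0.025 0 0.5" --pt "0 0 0 0 0.5" --pt "0 0 0 0 0.5" --pt "0 0 0 0 0.5"

```text
t: 30.8
tool_pos: [0.4384, 0.3636, 0.0329]
tool_rot: [0.568, -3.07, -0.022]
contact_force: [0.5, 0.4, -0.8]
opening: 0.0644
```

```bash
python3 - <<'E'
from h import *
tiltc(); go([.4368,.3633,.010],.364)
E
```

```text
tool z in world (mrad):  [-21.4  10.1] pitch about tool y -16.4, roll about tool x -17.1 mrad
t 30.80 at [0.4384 0.3636 0.0329] head 0.366 tilt 1.36 open 0.0644 F [ 0.5  0.4 -0.8]
 total tool d(mm) [ 1.2 -0.1 22.9] turn 0.002
```

Call:
apply_moves --pt "0.001 0 0.012 0 0.5" --pt "0.001 0 0.01 0 0.5" --pt "0 0 0 0 -0.3" --pt "0 0 0 0 -0.8" --pt "0 0 0 0 -1" --pt "0 0 0 0 -1" --pt "0 0 0 0 -1" --pt "0 0 0 0 -1"

```text
t: 31.8
tool_pos: [0.4371, 0.3638, 0.0116]
tool_rot: [0.569, -3.073, -0.024]
contact_force: [0.3, 0.3, 0.1]
opening: 0.0115
```

```bash
python3 - <<'E'
from h import *
tiltc(); go([.4368,.3633,.010],.364)
go([*rig(2,-.18),.09],RH)
E
```

```text
tool z in world (mrad):  [-18.5  11.9] pitch about tool y -13.0, roll about tool x -17.8 mrad
t 31.80 at [0.4371 0.3638 0.0116] head 0.366 tilt 1.26 open 0.0115 F [0.3 0.3 0.1]
 total tool d(mm) [ 0.5 -0.4  1.6] turn 0.002
t 31.80 at [0.4371 0.3638 0.0116] head 0.366 tilt 1.26 open 0.0115 F [0.3 0.3 0.1]
 total tool d(mm) [  96.5 -268.1  -81.9] turn 0.402
```

Call:
apply_moves --pt "0 0 -0.03 0 -1" --pt "0 0 -0.035 0 -1" --pt "0 0 -0.02 0.1 -1" --pt "0.01 -0.03 0 0.1 -1" --pt "0.008 -0.045 0 0.1 -1" --pt "0 -0.045 0 0.1 -1" --pt "0 -0.045 0 0 -1" --pt "0 -0.045 0 0 -1"

```text
t: 32.8
tool_pos: [0.4319, 0.1549, 0.0953]
tool_rot: [-0.049, -3.119, -0.051]
contact_force: [5.9, 59.1, -5.0]
opening: 0.0116
```

```bash
python3 - <<'E'
from h import *
tiltc(); 
go([*rig(2,-.18),.086],RH)
E
```

```text
tool z in world (mrad):  [-21.6  32.7] pitch about tool y -22.6, roll about tool x -32.0 mrad
t 32.80 at [0.4319 0.1549 0.0953] head -0.031 tilt 2.25 open 0.0116 F [ 5.9 59.1 -5. ]
 total tool d(mm) [-15.1 -76.7   6.5] turn 0.005
```

Contact: the nose of the held fin has hit the grip of the fin in station 1. I'm backing off straight away.

Call:
apply_moves --pt "0 0.015 0 0 -1" --pt "0 0.005 0 0 -1" --pt "0.02 0 0 0 -1" --pt "0.01 0 0 0 -1" --pt "0 0 0 0 -1" --pt "0 0 0 0 -1" --pt "0 0 0 0 -1" --pt "0 0 0 0 -1"

```text
t: 33.8
tool_pos: [0.4033, 0.1834, 0.0975]
tool_rot: [-0.037, -3.125, -0.087]
contact_force: [-0.5, -0.7, -2.1]
opening: 0.0112
```

```bash
python3 - <<'E'
from h import *
tiltc(); 
go([*rig(2,-.18),.086],RH)
im=ctrl.get_image("scene"); save(im,"s17.png",(240,230,200,150),4)
im=ctrl.get_image("wrist"); save(im,"w17.png")
E
```

```text
tool z in world (mrad):  [-14.1  55.7] pitch about tool y -15.4, roll about tool x -55.4 mrad
t 33.80 at [0.4033 0.1834 0.0975] head -0.023 tilt 3.30 open 0.0112 F [-0.5 -0.7 -2.1]
 total tool d(mm) [ -43.7 -104.8    5. ] turn 0.013
```

View pics/s17.png

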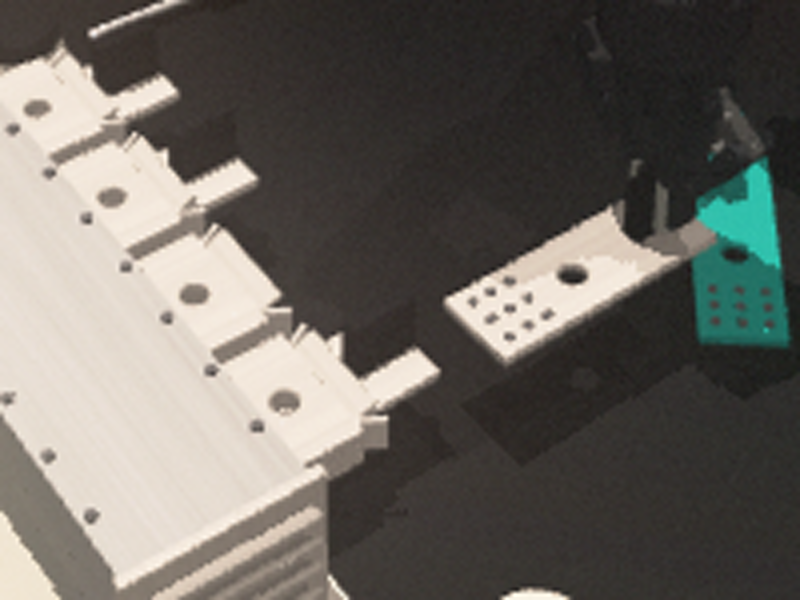

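View pics/w17.png

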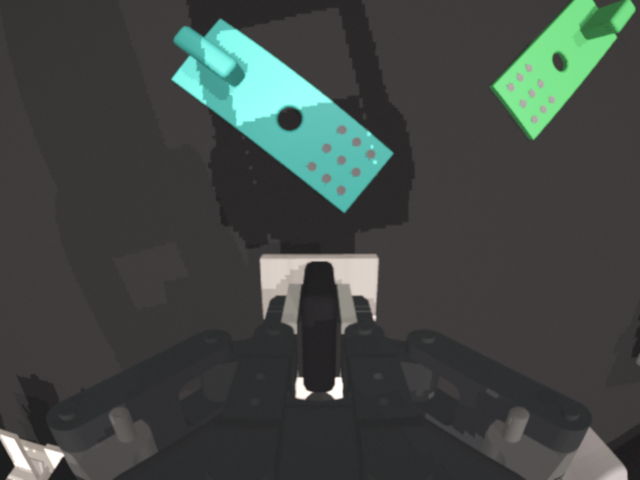

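Call:
apply_moves --pt "0 -0.03 0 0.006 -1" --pt "0 -0.03 0 0.006 -1" --pt "0 -0.025 0 0 -1" --pt "0 -0.015 0 0 -1" --pt "0 0 0 0 -1" --pt "0 0 0 0 -1" --pt "0 0 0 0 -1" --pt "0 0 0 0 -1"

```text
t: 34.9
tool_pos: [0.4011, 0.0822, 0.0924]
tool_rot: [-0.053, -3.126, -0.088]
contact_force: [-0.1, 0.3, -2.4]
opening: 0.0114
```

```bash
python3 - <<'E'
from h import *
tiltc(); 
go([*rig(2,-.165),.083],RH)
im=ctrl.get_image("scene"); save(im,"s18.png",(240,230,200,150),4)
E
```

```text
tool z in world (mrad):  [-13.   56.4] pitch about tool y -14.9, roll about tool x -55.9 mrad
t 34.90 at [0.4011 0.0822 0.0924] head -0.033 tilt 3.32 open 0.0114 F [-0.1  0.3 -2.4]
 total tool d(mm) [-58.6  -3.3   8.4] turn 0.003
```

View pics/s18.png

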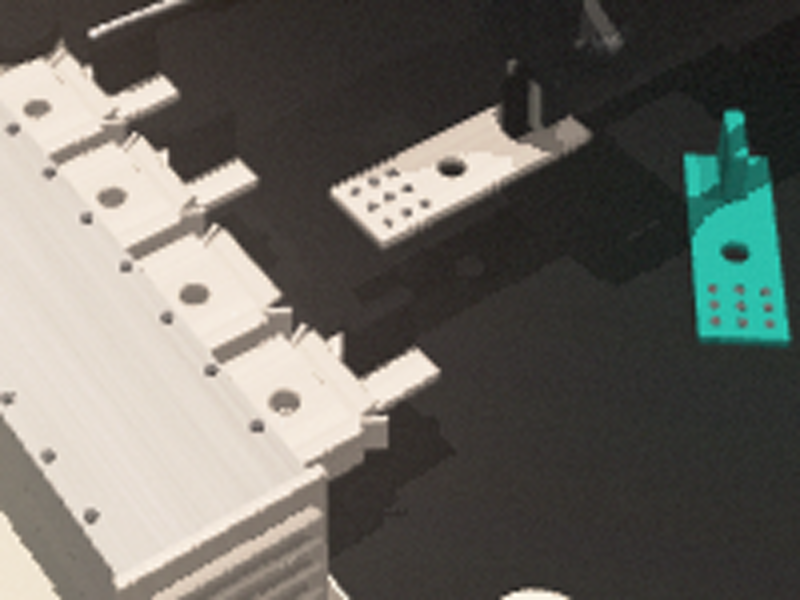

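Call:
apply_moves --pt "0 0 0.025 0.003 -1" --pt "0 0 0.025 0 -1" --pt "0 0 0.018 0 -1" --pt "0 0 0.004 0 -1" --pt "0 0 0.003 0 -1" --pt "0 0 0.002 0 -1" --pt "0 0 0.002 0 -1" --pt "0 0 0.002 0 -1"

```text
t: 35.95
tool_pos: [0.4035, 0.0881, 0.0129]
tool_rot: [-0.054, -3.133, -0.088]
contact_force: [0.4, 0.4, -1.5]
opening: 0.0113
```

```bash
python3 - <<'E'
from h import *
tiltc(); 
go([*rig(2,-.165),.083],RH)
E
```

```text
tool z in world (mrad):  [-5.5 56.5] pitch about tool y -7.4, roll about tool x -56.3 mrad
t 35.95 at [0.4035 0.0881 0.0129] head -0.034 tilt 3.26 open 0.0113 F [ 0.4  0.4 -1.5]
 total tool d(mm) [-55.7  -4.8 -70.9] turn 0.002
```

Call:
apply_moves --pt "0 0 0.003 0 -1" --pt "0 0 0.003 0 -1" --pt "0 0 0.003 0 -1" --pt "0 0 0.003 0 -1" --pt "0 0 0.003 0 -1" --pt "0 0 0.003 0 -1" --pt "0 0 0.003 0 -1" --pt "0 0 0.003 0 -1"

```text
t: 36.95
tool_pos: [0.4037, 0.0887, 0.0121]
tool_rot: [-0.042, -3.107, -0.077]
contact_force: [-17.3, -0.4, 25.5]
opening: 0.0112
```

```bash
python3 - <<'E'
from h import *
tiltc(); 
go([*rig(2,-.165),.083],RH)
E
```

```text
tool z in world (mrad):  [-32.8  50. ] pitch about tool y -34.1, roll about tool x -49.1 mrad
t 36.95 at [0.4037 0.0887 0.0121] head -0.026 tilt 3.43 open 0.0112 F [-17.3  -0.4  25.5]
 total tool d(mm) [-53.5  -6.2 -73.2] turn 0.010
```

Call:
apply_moves --pt "0 0 -0.003 0.005 -1" --pt "0 0 -0.02 0.005 -1" --pt "0 0 -0.025 0 -1" --pt "0 0 -0.025 0 -1" --pt "0 0 0 0 -1" --pt "0 0 0 0 -1" --pt "0 0 0 0 -1" --pt "0 0 0 0 -1"

```text
t: 37.95
tool_pos: [0.4046, 0.085, 0.084]
tool_rot: [-0.059, -3.103, -0.077]
contact_force: [1.1, 1.0, -1.3]
opening: 0.011
```

```bash
python3 - <<'E'
from h import *
tiltc(); 
go([*rig(2,-.165),.083],RH)
E
```

```text
tool z in world (mrad):  [-35.9  50.3] pitch about tool y -37.8, roll about tool x -48.9 mrad
t 37.95 at [0.4046 0.085  0.084 ] head -0.037 tilt 3.54 open 0.0110 F [ 1.1  1.  -1.3]
 total tool d(mm) [-55.1  -5.4  -1.3] turn -0.001
```

Call:
apply_moves --pt "-0.012 -0.0025 -0.0002 0 -1" --pt "-0.012 -0.0025 -0.0003 0 -1" --pt "-0.012 0 -0.0003 0 -1" --pt "-0.01 0 -0.0003 0 -1" --pt "0 0 0 0 -1" --pt "0 0 0 0 -1" --pt "0 0 0 0 -1" --pt "0 0 0 0 -1"

```text
t: 38.95
tool_pos: [0.4534, 0.0777, 0.0818]
tool_rot: [-0.059, -3.101, -0.077]
contact_force: [0.6, -0.6, -2.1]
opening: 0.0113
```

```bash
python3 - <<'E'
from h import *
tiltc(); 
go([*rig(2,-.165),.083],RH)
go([*rig(2,-.059),.083],RH)
E
```

```text
tool z in world (mrad):  [-37.9  50.3] pitch about tool y -39.8, roll about tool x -48.9 mrad
t 38.95 at [0.4534 0.0777 0.0818] head -0.037 tilt 3.61 open 0.0113 F [ 0.6 -0.6 -2.1]
 total tool d(mm) [-6.   0.  -1.4] turn -0.001
t 38.95 at [0.4534 0.0777 0.0818] head -0.037 tilt 3.61 open 0.0113 F [ 0.6 -0.6 -2.1]
 total tool d(mm) [-111.9    0.3   -5.6] turn -0.001
```

Call:
apply_moves --pt "0 0 -0.0015 0 -1" --pt "-0.01 0 -0.0004 0 -1" --pt "-0.01 0 -0.0004 0 -1" --pt "-0.01 0 -0.0004 0 -1" --pt "-0.01 0 -0.0004 0 -1" --pt "0 0 0 0 -1" --pt "0 0 0 0 -1" --pt "0 0 0 0 -1"

```text
t: 39.95
tool_pos: [0.4961, 0.076, 0.0828]
tool_rot: [-0.059, -3.1, -0.077]
contact_force: [0.6, -0.3, -2.4]
opening: 0.0113
```

```bash
python3 - <<'E'
from h import *
tiltc(); 
go([*rig(2,-.059),.083],RH)
im=ctrl.get_image("scene"); save(im,"s19.png",(260,250,160,120),5)
E
```

```text
tool z in world (mrad):  [-38.8  50.3] pitch about tool y -40.6, roll about tool x -48.8 mrad
t 39.95 at [0.4961 0.076  0.0828] head -0.037 tilt 3.64 open 0.0113 F [ 0.6 -0.3 -2.4]
 total tool d(mm) [-69.2   0.4  -3. ] turn -0.001
```

View pics/s19.png

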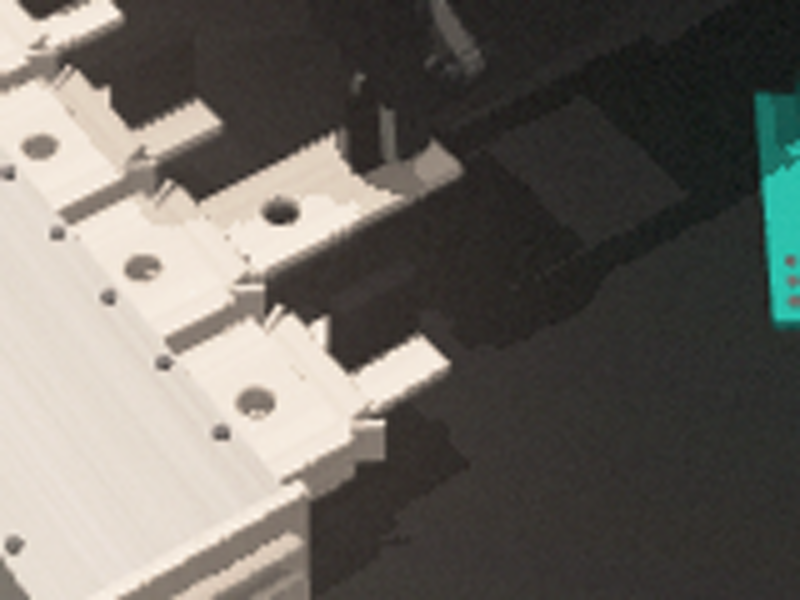

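Call:
apply_moves --pt "-0.01 0 -0.0003 0 -1" --pt "-0.01 0 -0.0003 0 -1" --pt "-0.01 0 -0.0004 0 -1" --pt "-0.01 0 -0.0004 0 -1" --pt "-0.01 0 -0.0004 0 -1" --pt "-0.01 0 -0.0004 0 -1" --pt "-0.004 0 0 0 -1" --pt "-0.003 0 0 0 -1"

```text
t: 41.0
tool_pos: [0.565, 0.0735, 0.0818]
tool_rot: [-0.057, -3.092, -0.076]
contact_force: [-16.8, 0.2, 6.4]
opening: 0.0112
```

```bash
python3 - <<'E'
from h import *
tiltc(); 
go([*rig(2,-.059),.083],RH)
E
```

```text
tool z in world (mrad):  [-47.2  50.1] pitch about tool y -49.0, roll about tool x -48.3 mrad
t 41.00 at [0.565  0.0735 0.0818] head -0.036 tilt 3.95 open 0.0112 F [-16.8   0.2   6.4]
 total tool d(mm) [-0.3  0.2 -1.2] turn 0.000
```

Call:
apply_moves --pt "0 0.003 0 0 -1" --pt "0 0.003 0 0 -1" --pt "0 0.003 0 0 -1" --pt "0 0.003 0 0 -1" --pt "0 0.003 0 0 -1" --pt "0 0.003 0 0 -1" --pt "0 0.003 0 0 -1" --pt "0 0.003 0 0 -1"

```text
t: 42.0
tool_pos: [0.5651, 0.0762, 0.0833]
tool_rot: [-0.072, -3.084, -0.005]
contact_force: [-5.5, -9.4, 0.7]
opening: 0.0117
```

```bash
python3 - <<'E'
from h import *
tiltc(); 
go([*rig(2,-.059),.083],RH)
E
```

```text
tool z in world (mrad):  [-56.6   4.9] pitch about tool y -56.8, roll about tool x -2.2 mrad
t 42.00 at [0.5651 0.0762 0.0833] head -0.047 tilt 3.26 open 0.0117 F [-5.5 -9.4  0.7]
 total tool d(mm) [-0.4 -2.6  0.3] turn -0.011
```

Call:
apply_moves --pt "0 -0.002 0 0.01 -1" --pt "0 0 0 0 0" --pt "0 0 0 0 0.2" --pt "0 0 0 0 0.2" --pt "0 0 -0.05 0 0.2" --pt "0.03 0 -0.05 0 0.2" --pt "0.04 -0.03 -0.03 0 0.2" --pt "0.04 -0.03 -0.02 0 0.2"

```text
t: 43.0
tool_pos: [0.4615, 0.0201, 0.2445]
tool_rot: [-0.083, -3.09, -0.007]
contact_force: [0.3, -1.0, -0.2]
opening: 0.0514
```

Call:
apply_moves --pt "0.02 -0.05 0 -0.02 0.2" --pt "0.02 -0.05 0 -0.02 0.2" --pt "0.0 -0.05 0 0 0.2" --pt "0 -0.03 0 0 0.2" --pt "0 0 0 0 0.2" --pt "0 0 0 0 0.2" --pt "0 0 0 0 0.2" --pt "0 0 0 0 0.2"

```text
t: 44.0
tool_pos: [0.4161, -0.162, 0.2529]
tool_rot: [-0.015, -3.108, -0.0]
contact_force: [-0.4, 0.1, -0.5]
opening: 0.0514
```

```bash
python3 - <<'E'
from h import *
tiltc(); go([.45,-.15,.24],0)
o=ctrl.get_obs();im=ctrl.get_image("wrist"); save(im,"w20.png")
for d in ctrl.spot_point(im,"pin1"): print("pin",np.round(d["uv"],1),round(d["confidence"],2),np.round(w_at_z(im,o,d["uv"],.05),4))
for n in ST: print(n,w_proj(im,o,[*ST[n],.085]).round(1))
E
```

```text
tool z in world (mrad):  [-33.4   0.3] pitch about tool y -33.4, roll about tool x 0.0 mrad
t 44.00 at [ 0.4161 -0.162   0.2529] head -0.010 tilt 1.91 open 0.0514 F [-0.4  0.1 -0.5]
 total tool d(mm) [-34.2  12.4  11.8] turn -0.010
pin [193.1 308.8] 0.91 [ 0.5118 -0.2967  0.05  ]
pin [177.7 215.2] 0.9 [ 0.411  -0.3027  0.05  ]
pin [122.6 271.5] 0.68 [ 0.4712 -0.3767  0.05  ]
pin [116.9 223.3] 0.68 [ 0.4176 -0.3758  0.05  ]
pin [187.7 263.3] 0.62 [ 0.461  -0.2966  0.05  ]
1 [571.9 390. ]
2 [518.3 399. ]
3 [454.1 406.5]
4 [380.3 410.9]
```

View pics/w20.png

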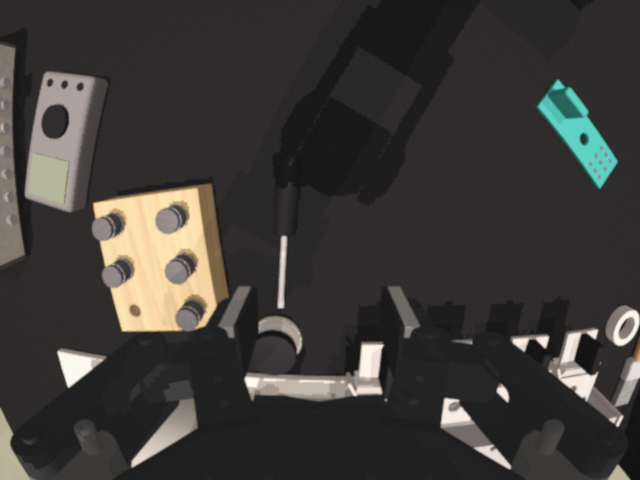

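```bash
python3 - <<'E'
from h import *
from scipy.optimize import least_squares
P=np.array([[.5118,-.2967],[.461,-.2966],[.411,-.3027],[.4712,-.3767],[.4176,-.3758]])
B=np.array([[.05,.0375],[0,.0375],[-.05,.0375],[0,-.0375],[-.05,-.0375]])
f=lambda q:((B@np.array([[np.cos(q[2]),np.sin(q[2])],[-np.sin(q[2]),np.cos(q[2])]])+q[:2])-P).ravel()
r=least_squares(f,[.46,-.33,.05]); print(r.x,(r.fun*1000).reshape(-1,2).round(1)); print((P+r.fun.reshape(-1,2)).round(4))
go([.511,-.297,.16],r.x[2])
E
```

```text
[ 0.46507547 -0.33639567  0.07821919] [[ 0.2  1.6]
 [ 1.1 -2.4]
 [ 1.3 -0.2]
 [-3.2  2.9]
 [ 0.6 -1.9]]
[[ 0.512  -0.2951]
 [ 0.4621 -0.299 ]
 [ 0.4123 -0.3029]
 [ 0.468  -0.3738]
 [ 0.4182 -0.3777]]
t 44.10 at [ 0.4161 -0.1622  0.253 ] head -0.010 tilt 1.91 open 0.0513 F [-0.8 -0.1 -0.1]
 total tool d(mm) [ -99.3 -133.8   89.7] turn -0.088
```

Call:
apply_moves --pt "-0.02 -0.035 0.02 -0.044 0.2" --pt "-0.02 -0.035 0.02 -0.044 0.2" --pt "-0.02 -0.035 0.02 0 0.2" --pt "-0.01 -0.032 0.02 0 0.2" --pt "0 0 0 0 0.2" --pt "0 0 0 0 0.2" --pt "0 0 0 0 0.2" --pt "0 0 0 0 0.2"

```text
t: 45.1
tool_pos: [0.4944, -0.2963, 0.1717]
tool_rot: [0.137, -3.111, 0.001]
contact_force: [0.3, -0.5, -0.3]
opening: 0.0511
```

```bash
python3 - <<'E'
from h import *
tiltc(); go([.512,-.295,.16],.078)
o=ctrl.get_obs();im=ctrl.get_image("wrist"); save(im,"w21.png")
print(w_proj(im,o,[.512,-.295,.08]),w_proj(im,o,[.512,-.295,.05]))
E
```

```text
tool z in world (mrad):  [-27.7  -2.1] pitch about tool y -27.8, roll about tool x -0.3 mrad
t 45.10 at [ 0.4944 -0.2963  0.1717] head 0.088 tilt 1.59 open 0.0511 F [ 0.3 -0.5 -0.3]
 total tool d(mm) [-18.   -0.3  11.2] turn 0.010
[318.61757765 272.96590647] [318.62324795 259.83901799]
```

View pics/w21.png

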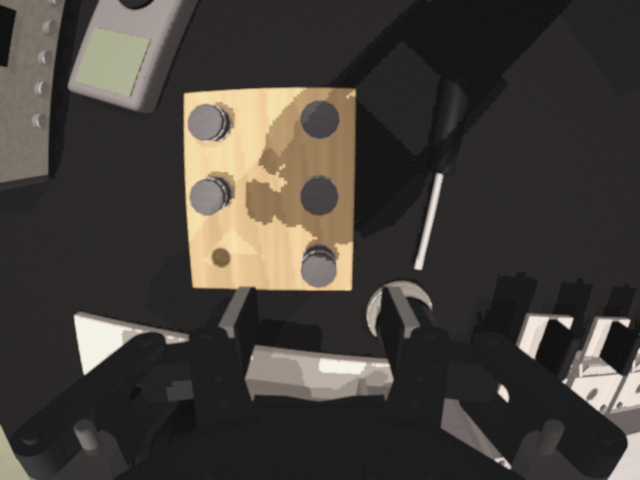

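```bash
cat >> h.py <<'E'
def headtop(im,uv,rr=(13,24),w=30,up=4,dbg=None):
    g=cv2.cvtColor(im["img"],cv2.COLOR_RGB2GRAY); u,v=int(uv[0]),int(uv[1]); p=g[v-w:v+w,u-w:u+w]
    p=cv2.GaussianBlur(cv2.resize(p,None,fx=up,fy=up,interpolation=cv2.INTER_CUBIC),(0,0),2)
    c=cv2.HoughCircles(p,cv2.HOUGH_GRADIENT,1,20,param1=60,param2=10,minRadius=int(rr[0]*up),maxRadius=int(rr[1]*up))
    if c is None: return None
    c=c[0][:3]; out=[(np.round((q[:2]+.5)/up-.5+[u-w,v-w],2),round(float(q[2]/up),2)) for q in c]
    if dbg:
        d=cv2.cvtColor(p,cv2.COLOR_GRAY2BGR)
        for k,q in enumerate(c): cv2.circle(d,(int(q[0]),int(q[1])),int(q[2]),[(0,0,255),(0,255,0),(255,0,0)][k],1)
        cv2.imwrite("pics/"+dbg,d)
    return out
E
python3 - <<'E'
from h import *
o=ctrl.get_obs();im=ctrl.get_image("wrist")
ims=[]
for i,uv in enumerate([(318,266),(319,196),(319,119),(208,197),(208,123)]):
    r=headtop(im,uv,dbg="h%d.png"%i); ims.append(cv2.imread("pics/h%d.png"%i)); print([(q,rad,w_at_z(im,o,q,.08).round(4)) for q,rad in r])
cv2.imwrite("pics/h.png",cv2.resize(np.hstack(ims[:3]),None,fx=1,fy=1))
E
```

```text
[(array([318.5, 269. ]), 17.85, array([ 0.5093, -0.2954,  0.08  ])), (array([318.5 , 261.25]), 16.73, array([ 0.5039, -0.2959,  0.08  ])), (array([313.5 , 266.25]), 23.58, array([ 0.5077, -0.2989,  0.08  ]))]
[(array([319., 196.]), 18.8, array([ 0.4605, -0.2994,  0.08  ])), (array([316. , 191.5]), 23.85, array([ 0.4578, -0.3016,  0.08  ])), (array([323.5 , 198.25]), 13.85, array([ 0.4617, -0.2964,  0.08  ]))]
[(array([319.75, 119.  ]), 18.98, array([ 0.4116, -0.3033,  0.08  ])), (array([317.25, 114.25]), 23.85, array([ 0.4087, -0.3051,  0.08  ])), (array([320.5, 124. ]), 23.85, array([ 0.4147, -0.3025,  0.08  ]))]
[(array([207.5, 196.5]), 18.38, array([ 0.4665, -0.3725,  0.08  ])), (array([214.  , 193.25]), 17.0, array([ 0.464 , -0.3681,  0.08  ])), (array([207.5, 191.5]), 23.3, array([ 0.4631, -0.3726,  0.08  ]))]
[(array([204.75, 122.75]), 17.48, array([ 0.4182, -0.3772,  0.08  ])), (array([211.75, 122.75]), 17.75, array([ 0.418 , -0.3724,  0.08  ])), (array([205.25, 117.75]), 22.17, array([ 0.4149, -0.3771,  0.08  ]))]
```

View pics/h.png

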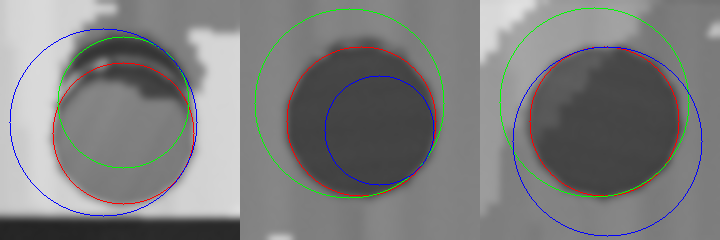

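```bash
python3 - <<'E'
from h import *
go([.5096,-.2954,.09],.079)
E
```

```text
t 45.20 at [ 0.4944 -0.2965  0.1717] head 0.088 tilt 1.59 open 0.0510 F [ 0.4 -0.1 -0.1]
 total tool d(mm) [-17.4  -0.2  81.2] turn 0.009
```

Call:
apply_moves --pt "-0.005 0 0.025 0.009 0.2" --pt "-0.005 0 0.025 0 0.2" --pt "-0.005 0 0.02 0 0.2" --pt "-0.002 0 0.01 0 0.2" --pt "0 0 0 0 0.2" --pt "0 0 0 0 0.2" --pt "0 0 0 0 0.2" --pt "0 0 0 0 0.2"

```text
t: 46.2
tool_pos: [0.5121, -0.2965, 0.0942]
tool_rot: [0.123, -3.118, 0.011]
contact_force: [0.6, -0.2, -0.4]
opening: 0.0512
```

```bash
python3 - <<'E'
from h import *
tiltc(); go([.5096,-.2954,.054],.079)
o=ctrl.get_obs();im=ctrl.get_image("wrist"); save(im,"w22.png")
E
```

```text
tool z in world (mrad):  [-20.4  -8. ] pitch about tool y -20.9, roll about tool x 6.3 mrad
t 46.20 at [ 0.5121 -0.2965  0.0942] head 0.079 tilt 1.25 open 0.0512 F [ 0.6 -0.2 -0.4]
 total tool d(mm) [ 1.5  1.5 40.2] turn 0.000
```

View pics/w22.png

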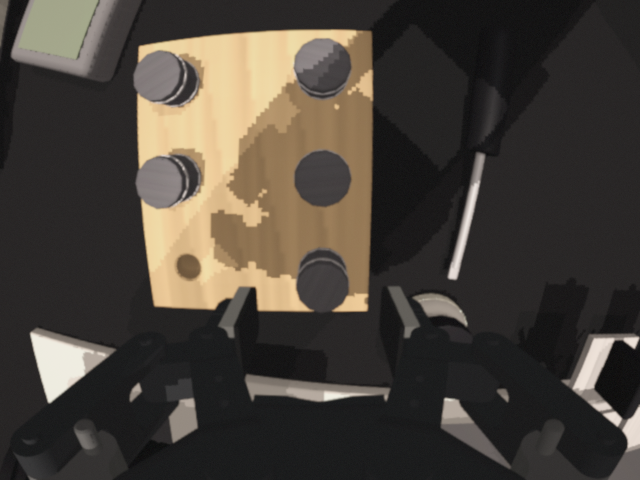

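Call:
apply_moves --pt "0.001 0.001 0.02 0 0.2" --pt "0.001 0.0005 0.018 0 0.2" --pt "0 0 0 0 0" --pt "0 0 0 0 -0.5" --pt "0 0 0 0 -1" --pt "0 0 0 0 -1" --pt "0 0 0 0 -1" --pt "0 0 0 0 -1" --grip_force 60

```text
t: 47.25
tool_pos: [0.5087, -0.2952, 0.0532]
tool_rot: [0.123, -3.118, 0.011]
contact_force: [-0.3, 0.3, -1.9]
opening: 0.0233
```

```bash
python3 - <<'E'
from h import *
tiltc(); go([.5096,-.2954,.054],.079)
o=ctrl.get_obs();im=ctrl.get_image("wrist"); save(im,"w23.png")
print([(q,rad,w_at_z(im,o,q,.08).round(4)) for q,rad in headtop(im,(320,322),rr=(24,40),w=45,dbg="h23.png") or []])
E
```

```text
tool z in world (mrad):  [-20.9  -7.7] pitch about tool y -21.5, roll about tool x 6.0 mrad
t 47.25 at [ 0.5087 -0.2952  0.0532] head 0.079 tilt 1.28 open 0.0233 F [-0.3  0.3 -1.9]
 total tool d(mm) [-0.9 -0.3 -0.9] turn 0.000
[(array([319.  , 317.25]), 30.98, array([ 0.5015, -0.2957,  0.08  ])), (array([318.5, 339.5]), 35.15, array([ 0.5104, -0.2952,  0.08  ])), (array([317.5, 326.5]), 39.85, array([ 0.5052, -0.296 ,  0.08  ]))]
```

View pics/w23.png

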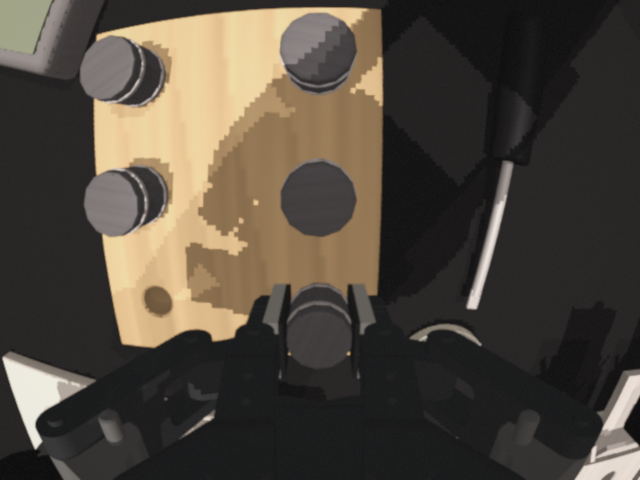

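Call:
apply_moves --pt "0 0 -0.03 0 -1" --pt "0 0 -0.045 0 -1" --pt "0 0 -0.045 0.055 -1" --pt "0 0.03 -0.03 0.06 -1" --pt "0 0.05 -0.01 0 -1" --pt "0 0.05 0 0 -1" --pt "0 0.045 0 0 -1" --pt "-0.02 0.02 0 0 -1"

```text
t: 48.3
tool_pos: [0.538, -0.0961, 0.2174]
tool_rot: [-0.07, -3.123, 0.013]
contact_force: [1.0, -0.1, -0.2]
opening: 0.0232
```

```bash
python3 - <<'E'
from h import *
tiltc(); go([*rig(4,.04),.21],RH)
E
```

```text
tool z in world (mrad):  [-17.7  -7.8] pitch about tool y -17.4, roll about tool x 8.6 mrad
t 48.30 at [ 0.538  -0.0961  0.2174] head -0.045 tilt 1.11 open 0.0232 F [ 1.  -0.1 -0.2]
 total tool d(mm) [-120.4    2.1    5.3] turn -0.009
```

Call:
apply_moves --pt "-0.03 0.001 0 -0.009 -1" --pt "-0.04 0.001 0.001 0 -1" --pt "-0.03 0 0.001 0 -1" --pt "-0.014 0 0.001 0 -1" --pt "0 0 0 0 -1" --pt "0 0 0 0 -1" --pt "0 0 0 0 -1" --pt "0 0 0 0 -1"

```text
t: 49.3
tool_pos: [0.6532, -0.0955, 0.2126]
tool_rot: [-0.05, -3.122, 0.013]
contact_force: [-0.7, -0.1, -0.3]
opening: 0.0233
```

```bash
python3 - <<'E'
from h import *
tiltc(); go([*rig(4,0),.15],RH)
o=ctrl.get_obs();im=ctrl.get_image("wrist"); save(im,"w24.png")
for n in ST: print(n,w_proj(im,o,[*ST[n],.085]).round(1))
E
```

```text
tool z in world (mrad):  [-18.9  -8.1] pitch about tool y -18.6, roll about tool x 8.7 mrad
t 49.30 at [ 0.6532 -0.0955  0.2126] head -0.032 tilt 1.18 open 0.0233 F [-0.7 -0.1 -0.3]
 total tool d(mm) [33.6 -3.  63.2] turn 0.004
1 [598.3 199.2]
2 [524.6 193.9]
3 [428.5 189.5]
4 [315.7 187.3]
```

View pics/w24.png

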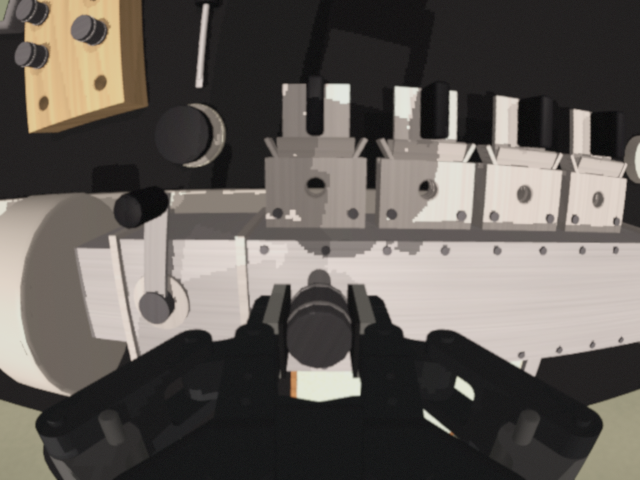

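```bash
python3 - <<'E'
from h import *
o=ctrl.get_obs();im=ctrl.get_image("wrist"); save(im,"w24z.png",(290,150,320,80),2.5)
save(im,"w24y.png",(290,160,160,60),5)
E
```

```text
(no output)
```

View pics/w24z.png

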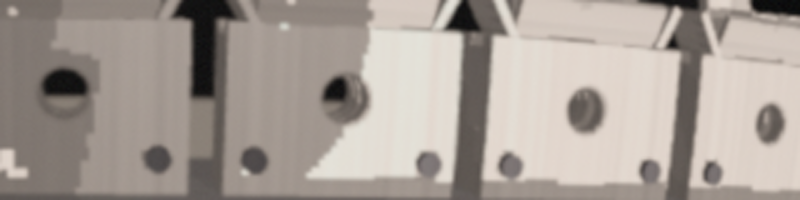

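View pics/w24y.png

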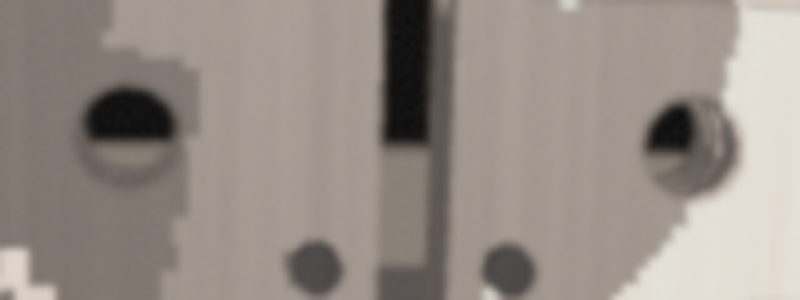

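```bash
python3 - <<'E'
from h import *
o=ctrl.get_obs();im=ctrl.get_image("wrist")
r=headtop(im,(320,333),rr=(28,38),w=50,dbg="h24.png")
t,M,_=pose(o)
for q,rad in r: p=w_at_z(im,o,q,t[2]+.0268); print(q,rad,p.round(4),"rel tool mm",(M.T@(p-t)*1000).round(1))
c,a,wh=blob(im,(316,186),9); print(c)
p=w_at_z(im,o,(316,187),.085); print(p.round(4),ST[4])
E
```

```text
[319.75 335.75] 31.9 [ 0.6536 -0.0952  0.2394] rel tool mm [  0.3   0.1 -26.8]
[318.5 341. ] 36.47 [ 0.6558 -0.0957  0.2394] rel tool mm [ -1.9  -0.3 -26.8]
[318.75 318.75] 32.28 [ 0.6467 -0.0953  0.2394] rel tool mm [  7.1  -0.2 -26.7]
[315.25823027 182.84926999]
[ 0.6183 -0.0978  0.085 ] [ 0.6183 -0.098 ]
```

View pics/h24.png

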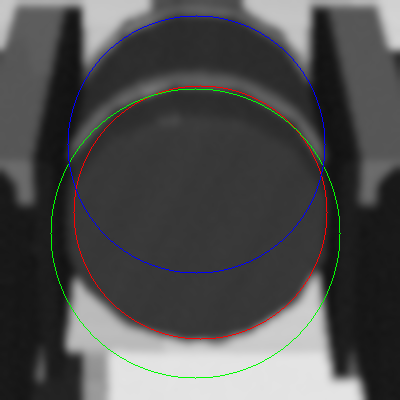

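```bash
python3 - <<'E'
from h import *
go([.6179,-.098,.14],RH)
E
```

```text
t 49.45 at [ 0.6535 -0.0956  0.2126] head -0.032 tilt 1.17 open 0.0232 F [ 0.1 -0.3 -0.2]
 total tool d(mm) [34.2 -2.9 73.3] turn 0.004
```

Call:
apply_moves --pt "0.015 -0.001 0 0.004 -1" --pt "0.017 -0.001 0 0 -1" --pt "0.002 -0.001 0.02 0 -1" --pt "0 0 0.025 0 -1" --pt "0 0 0.02 0 -1" --pt "0 0 0 0 -1" --pt "0 0 0 0 -1" --pt "0 0 0 0 -1"

```text
t: 50.45
tool_pos: [0.618, -0.0981, 0.1441]
tool_rot: [-0.056, -3.123, 0.013]
contact_force: [-0.3, -1.1, 0.2]
opening: 0.0231
```

```bash
python3 - <<'E'
from h import *
tiltc(); go([.6179,-.098,.12],RH)
E
```

```text
tool z in world (mrad):  [-17.9  -8.1] pitch about tool y -17.6, roll about tool x 8.7 mrad
t 50.45 at [ 0.618  -0.0981  0.1441] head -0.036 tilt 1.13 open 0.0231 F [-0.3 -1.1  0.2]
 total tool d(mm) [-0.3  0.3 24.1] turn 0.000
```

Call:
apply_moves --pt "-0.0003 0.0002 0.012 0 -1" --pt "-0.0002 0.0002 0.01 0 -1" --pt "-0.0002 0 0.008 0 -1" --pt "-0.0001 0 0.006 0 -1" --pt "0 0 0 0 -1" --pt "0 0 0 0 -1" --pt "0 0 0 0 -1" --pt "0 0 0 0 -1"

```text
t: 51.45
tool_pos: [0.6227, -0.0988, 0.126]
tool_rot: [-0.055, -3.131, 0.017]
contact_force: [-1.2, 1.4, 2.8]
opening: 0.0231
```

```bash
python3 - <<'E'
from h import *
tiltc(); go([.6179,-.098,.0882],RH)
E
```

```text
tool z in world (mrad):  [-10.2 -10.9] pitch about tool y -9.8, roll about tool x 11.3 mrad
t 51.45 at [ 0.6227 -0.0988  0.126 ] head -0.035 tilt 0.86 open 0.0231 F [-1.2  1.4  2.8]
 total tool d(mm) [ 4.5  1.  37.8] turn 0.001
```

```bash
python3 - <<'E'
from h import *
o=ctrl.get_obs();im=ctrl.get_image("wrist"); save(im,"w25.png")
im=ctrl.get_image("scene"); save(im,"s25.png",(200,200,120,90),6)
E
```

```text
(no output)
```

View pics/w25.png

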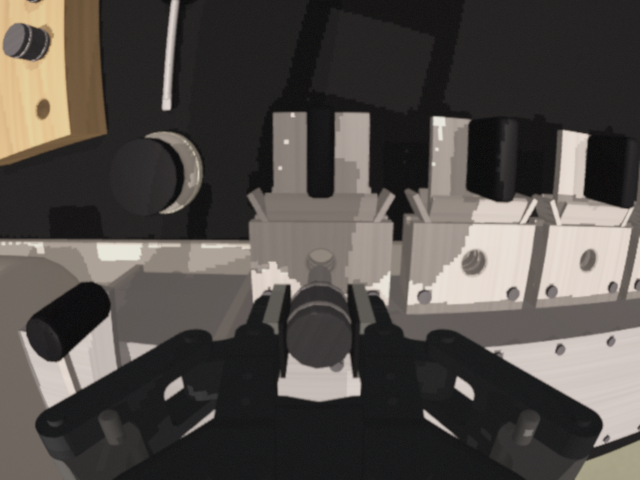

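View pics/s25.png

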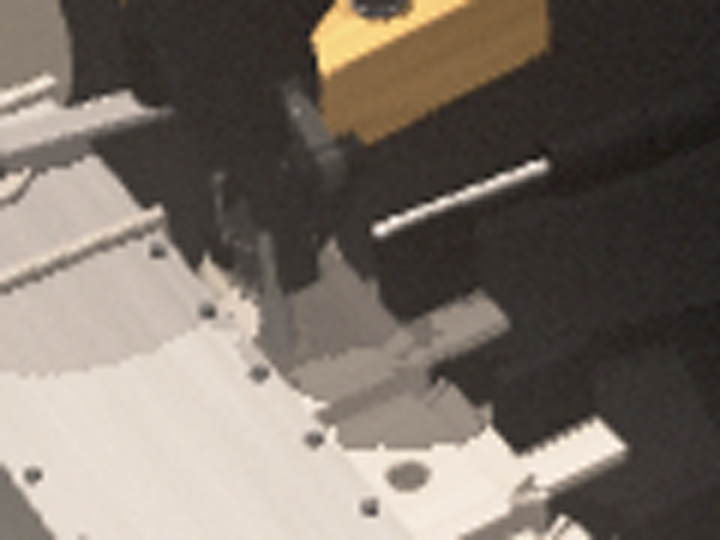

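Call:
apply_moves --pt "0 0 -0.01 0 -1" --pt "0 0 -0.01 0 -1" --pt "0.003 0 0 0 -1" --pt "0 0 0 0 -1" --pt "0 0 0 0 -1" --pt "0 0 0 0 -1" --pt "0 0 0 0 -1" --pt "0 0 0 0 -1"

```text
t: 52.55
tool_pos: [0.6189, -0.0982, 0.1444]
tool_rot: [-0.055, -3.129, 0.016]
contact_force: [-0.3, -0.5, -1.5]
opening: 0.0233
```

```bash
python3 - <<'E'
from h import *
tiltc(); go([.6179,-.098,.14],RH)
o=ctrl.get_obs();im=ctrl.get_image("wrist"); save(im,"w26.png",(220,180,200,200),3)
r=headtop(im,(320,333),rr=(28,38),w=50,dbg="h26.png")
t,M,_=pose(o)
for q,rad in r: p=w_at_z(im,o,q,t[2]+.0268); print(q,rad,p.round(4),"rel tool mm",(M.T@(p-t)*1000).round(1))
print(w_proj(im,o,[*ST[4],.085]), "nose",w_proj(im,o,t+M@np.array([-.0004,0.0003,.0432])))
E
```

```text
tool z in world (mrad):  [-12.5 -10.1] pitch about tool y -12.1, roll about tool x 10.6 mrad
t 52.55 at [ 0.6189 -0.0982  0.1444] head -0.035 tilt 0.92 open 0.0233 F [-0.3 -0.5 -1.5]
 total tool d(mm) [0.9 0.3 4.4] turn 0.001
[318.25 333.25] 34.45 [ 0.6179 -0.0983  0.1712] rel tool mm [  1.3  -0.4 -26.8]
[318.5 339.5] 35.05 [ 0.6205 -0.0983  0.1712] rel tool mm [ -1.3  -0.3 -26.8]
[318.75 315.  ] 30.02 [ 0.6106 -0.0979  0.1712] rel tool mm [  8.6  -0.2 -26.7]
[320.60399087 259.81457841] nose [319.71461291 269.99365735]
```

View pics/w26.png

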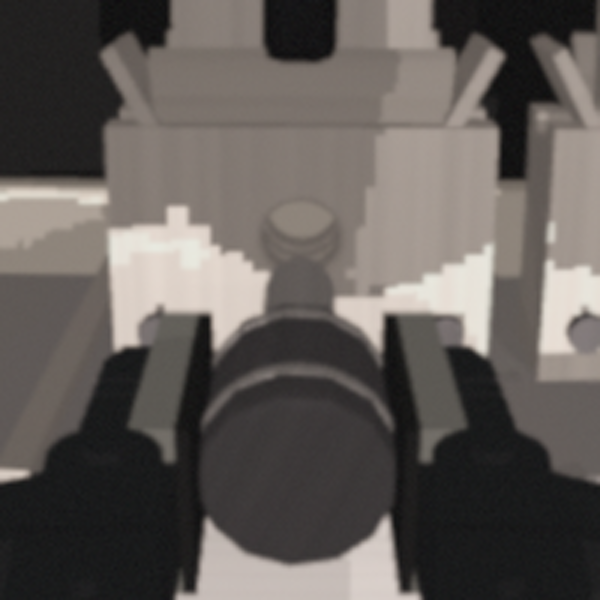

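```bash
cat >> h.py <<'E'
def sil(im,o,ox,oy,nose=.0432,r=.006,tiltx=0,tilty=0):
    """silhouette extent (min row, cols) of pin's ball, pin axis offset (ox,oy) world from TCP at TCP height"""
    t,M,_=pose(o); c=t+np.array([ox+tiltx*(nose-r),oy+tilty*(nose-r),-(nose-r)])
    rng=np.random.default_rng(0); v=rng.normal(size=(4000,3)); v/=np.linalg.norm(v,axis=1)[:,None]
    P=np.array([w_proj(im,o,c+r*q) for q in v]); return P[:,1].min(),P[:,0].min(),P[:,0].max(),P[np.argmin(P[:,1]),0]
E
python3 - <<'E'
from h import *
o=ctrl.get_obs();im=ctrl.get_image("wrist"); t,M,_=pose(o); print(t)
for ox in (-.002,-.001,0,.001,.002,.003): print(ox,np.round(sil(im,o,ox,0),1))
a=np.linspace(0,2*np.pi,60)
def hole(c,z=.085,r=.0075):
    P=np.array([w_proj(im,o,[c[0]+r*np.cos(q),c[1]+r*np.sin(q),z]) for q in a]); return P.min(0).round(1),P.max(0).round(1)
for dx in (-.002,-.001,0): print(dx,hole(ST[4]+[dx,0]))
# head top/bottom circle
g=cv2.cvtColor(im["img"],cv2.COLOR_RGB2GRAY); print(g[255:310:1,320]); print(g[355:375,318])
E
```

```text
[ 0.61885763 -0.09828025  0.1443213 ]
-0.002 [258.8 308.1 331.5 319.8]
-0.001 [260.7 308.2 331.5 319.9]
0 [262.5 308.3 331.5 319.9]
0.001 [264.3 308.4 331.6 320. ]
0.002 [266.2 308.5 331.6 320.1]
0.003 [268.  308.6 331.7 320. ]
-0.002 (array([307.4, 243.9]), array([333.7, 268.9]))
-0.001 (array([307.5, 245.6]), array([333.7, 270.5]))
0 (array([307.6, 247.3]), array([333.8, 272.2]))
[135 134 134 127 113 102 100 107 108 103  97  93  93  92  92  92  92  92
  92  92  92  92  91  92  92  89  84  84  94 100  94  64  48  47  47  46
  48  49  49  48  46  46  48  46  53  64  82  94 101  98  68  48  47  48
  48]
[ 58  58  59  58  58  58  59  58  58  58  57  59  89 145 182 190 189 190
 192 192]
```

```bash
python3 - <<'E'
from h import *
o=ctrl.get_obs();im=ctrl.get_image("wrist"); t,M,_=pose(o)
a=np.linspace(0,2*np.pi,120)
for h in (.0248,.0268,.0288):
  for ox in (-.002,-.001,0,.001,.002,.003):
    P=np.array([w_proj(im,o,t+[ox+.0125*np.cos(q),.0125*np.sin(q),h]) for q in a]); print(h,ox,P.min(0).round(1),P.max(0).round(1))
print(w_proj(im,o,t),w_proj(im,o,t-M[:,2]*.019))
E
```

```text
0.0248 -0.002 [283.7 296.5] [353.2 357.1]
0.0248 -0.001 [283.9 299.1] [353.2 359.3]
0.0248 0 [284.1 301.7] [353.2 361.5]
0.0248 0.001 [284.3 304.3] [353.2 363.6]
0.0248 0.002 [284.5 306.9] [353.2 365.8]
0.0248 0.003 [284.7 309.5] [353.1 367.9]
0.0268 -0.002 [283.2 298.9] [353.6 360. ]
0.0268 -0.001 [283.4 301.5] [353.6 362.2]
0.0268 0 [283.6 304.1] [353.6 364.4]
0.0268 0.001 [283.8 306.8] [353.6 366.6]
0.0268 0.002 [284.  309.4] [353.6 368.7]
0.0268 0.003 [284.2 312. ] [353.5 370.9]
0.0288 -0.002 [282.6 301.3] [354. 363.]
0.0288 -0.001 [282.9 303.9] [354.  365.2]
0.0288 0 [283.1 306.6] [354.  367.4]
0.0288 0.001 [283.3 309.3] [354.  369.6]
0.0288 0.002 [283.5 311.9] [354.  371.8]
0.0288 0.003 [283.7 314.5] [354.  373.9]
[319.26143584 304.37318371] [319.32833843 326.00105521]
```

Call:
apply_moves --pt "0.0025 0 0 0 -1" --pt "0 0 0.006 0 -1" --pt "0 0 0.005 0 -1" --pt "0 0 0 0 -1" --pt "0 0 0 0 -1" --pt "0 0 0 0 -1" --pt "0 0 0 0 -1" --pt "0 0 0 0 -1"

```text
t: 53.7
tool_pos: [0.6161, -0.0983, 0.1326]
tool_rot: [-0.055, -3.129, 0.016]
contact_force: [0.6, -0.4, -1.5]
opening: 0.0234
```

```bash
python3 - <<'E'
from h import *
tiltc(); go([.6161,-.0983,.0882],RH)
o=ctrl.get_obs();im=ctrl.get_image("wrist"); save(im,"w27.png",(220,180,200,200),3)
a=np.linspace(0,2*np.pi,60)
def hole(c,z=.085,r=.0075):
    P=np.array([w_proj(im,o,[c[0]+r*np.cos(q),c[1]+r*np.sin(q),z]) for q in a]); return P.min(0).round(1),P.max(0).round(1)
print(hole([.6173,-.0983]), np.round(sil(im,o,.0012,0),1))
E
```

```text
tool z in world (mrad):  [-12.4 -10.2] pitch about tool y -12.1, roll about tool x 10.6 mrad
t 53.70 at [ 0.6161 -0.0983  0.1326] head -0.035 tilt 0.92 open 0.0234 F [ 0.6 -0.4 -1.5]
 total tool d(mm) [-0.5  0.5 44.4] turn 0.001
(array([306.3, 256.4]), array([333.9, 282.4])) [264.7 308.4 331.6 320. ]
```

View pics/w27.png

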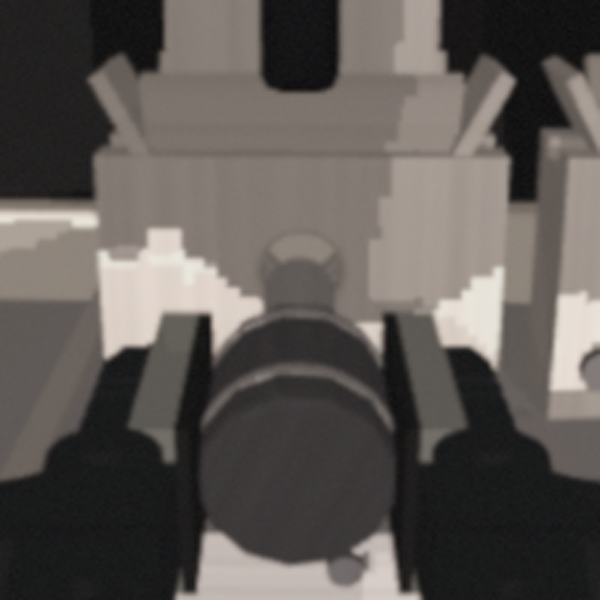

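Call:
apply_moves --pt "0.0005 0 0 0 -1" --pt "-0.0001 0 0.005 0 -1" --pt "-0.0001 0.0001 0.005 0 -1" --pt "-0.0001 0.0001 0.005 0 -1" --pt "0 0 0 0 -1" --pt "0 0 0 0 -1" --pt "0 0 0 0 -1" --pt "0 0 0 0 -1"

```text
t: 54.75
tool_pos: [0.6156, -0.0982, 0.1163]
tool_rot: [-0.055, -3.129, 0.016]
contact_force: [-1.2, -0.2, -1.3]
opening: 0.0234
```

```bash
python3 - <<'E'
from h import *
tiltc(); go([.6156,-.0983,.0882],RH)
E
```

```text
tool z in world (mrad):  [-12.7 -10.1] pitch about tool y -12.3, roll about tool x 10.5 mrad
t 54.75 at [ 0.6156 -0.0982  0.1163] head -0.035 tilt 0.93 open 0.0234 F [-1.2 -0.2 -1.3]
 total tool d(mm) [-0.4  0.2 28.1] turn 0.001
```

Call:
apply_moves --pt "-0.0001 0.0001 0.006 0 -1" --pt "-0.0001 0.0001 0.006 0 -1" --pt "-0.0001 0 0.006 0 -1" --pt "-0.0001 0 0.005 0 -1" --pt "0 0 0.003 0 -1" --pt "0 0 0.002 0 -1" --pt "0 0 0.002 0 -1" --pt "0 0 0.002 0 -1"

```text
t: 55.75
tool_pos: [0.6156, -0.0983, 0.0873]
tool_rot: [-0.054, -3.126, 0.016]
contact_force: [-6.3, 1.9, 8.2]
opening: 0.0234
```

```bash
python3 - <<'E'
from h import *
tiltc(); go([.6156,-.0983,.0882],RH)
im=ctrl.get_image("wrist"); save(im,"w28.png",(220,180,200,200),3)
E
```

```text
tool z in world (mrad):  [-15.1  -9.7] pitch about tool y -14.8, roll about tool x 10.3 mrad
t 55.75 at [ 0.6156 -0.0983  0.0873] head -0.035 tilt 1.03 open 0.0234 F [-6.3  1.9  8.2]
 total tool d(mm) [-0.  -0.  -0.9] turn 0.001
```

View pics/w28.png

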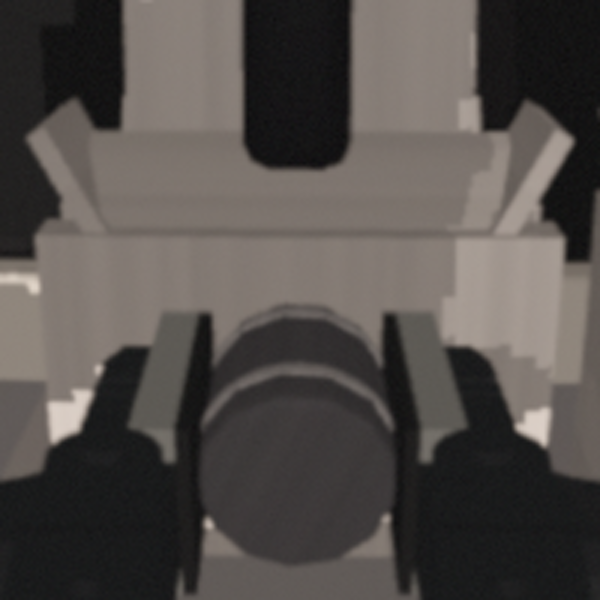

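Call:
apply_moves --pt "0 0 0 0 0" --pt "0 0 0 0 0.2" --pt "0 0 0 0 0.2" --pt "0 0 -0.045 0 0.2" --pt "0 0 -0.045 0 0.2" --pt "0.045 0 -0.01 -0.055 0.2" --pt "0.045 -0.04 0 -0.055 0.2" --pt "0.04 -0.05 0 0 0.2"

```text
t: 56.8
tool_pos: [0.492, -0.1886, 0.193]
tool_rot: [0.135, -3.125, 0.016]
contact_force: [1.2, -0.8, 1.2]
opening: 0.0512
```

```bash
python3 - <<'E'
from h import *
tiltc(); go([.447,-.2994,.17],.079)
E
```

```text
tool z in world (mrad):  [-13.6 -10.8] pitch about tool y -14.5, roll about tool x 9.6 mrad
t 56.80 at [ 0.492  -0.1886  0.193 ] head 0.086 tilt 1.00 open 0.0512 F [ 1.2 -0.8  1.2]
 total tool d(mm) [  54.  -106.3   24.8] turn 0.007
```

Call:
apply_moves --pt "0.018 -0.035 0.005 0.007 0.2" --pt "0.018 -0.04 0.008 0 0.2" --pt "0.013 -0.025 0.008 0 0.2" --pt "0 0 0 0 0.2" --pt "0 0 0 0 0.2" --pt "0 0 0 0 0.2" --pt "0 0 0 0 0.2" --pt "0 0 0 0 0.2"

```text
t: 57.8
tool_pos: [0.4486, -0.296, 0.1744]
tool_rot: [0.12, -3.128, 0.019]
contact_force: [0.5, -0.2, 0.4]
opening: 0.0513
```

```bash
cat >> h.py <<'E'
def pins(im,o,pts,z=.08):
    out=[]
    for p in pts:
        uv=w_proj(im,o,[*p,z]); 
        if not(30<uv[0]<610 and 30<uv[1]<450): print(p,"out",uv.round()); continue
        r=headtop(im,uv); print(p,"exp",uv.round(1),[(q,rad,w_at_z(im,o,q,z)[:2].round(4)) for q,rad in r[:1]] if r else None)
E
python3 - <<'E'
from h import *
tiltc(); go([.4605,-.2994,.09],.079)
o=ctrl.get_obs();im=ctrl.get_image("wrist"); save(im,"w29.png")
pins(im,o,[(.4605,-.2994),(.4116,-.3033),(.4665,-.3725),(.4182,-.377)])
E
```

```text
tool z in world (mrad):  [-10.5 -12.3] pitch about tool y -11.4, roll about tool x 11.4 mrad
t 57.80 at [ 0.4486 -0.296   0.1744] head 0.077 tilt 0.93 open 0.0513 F [ 0.5 -0.2  0.4]
 total tool d(mm) [-12.5  -3.4  84.3] turn -0.002
(0.4605, -0.2994) exp [314.2 260.8] [(array([314.25, 259.5 ]), 17.8, array([ 0.4596, -0.2994]))]
(0.4116, -0.3033) exp [313.8 188. ] [(array([313.75, 186.5 ]), 18.8, array([ 0.4106, -0.3034]))]
(0.4665, -0.3725) exp [208.8 260.3] [(array([209.25, 258.25]), 17.83, array([ 0.465 , -0.3722]))]
(0.4182, -0.377) exp [202.9 190.8] [(array([203.25, 188.5 ]), 17.73, array([ 0.4166, -0.3768]))]
```

View pics/w29.png

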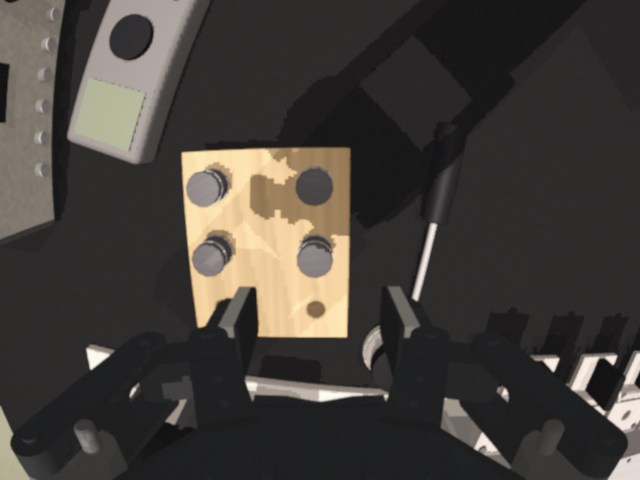

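```bash
python3 - <<'E'
from h import *
go([.459,-.2994,.09],.079)
E
```

```text
t 57.85 at [ 0.4486 -0.296   0.1744] head 0.077 tilt 0.92 open 0.0513 F [-0.6 -0.  -0.3]
 total tool d(mm) [-11.   -3.3  84.3] turn -0.002
```

Call:
apply_moves --pt "-0.003 -0.001 0.025 -0.002 0.2" --pt "-0.003 -0.001 0.025 0 0.2" --pt "-0.003 -0.001 0.022 0 0.2" --pt "-0.002 0 0.01 0 0.2" --pt "0 0 0 0 0.2" --pt "0 0 0 0 0.2" --pt "0 0 0 0 0.2" --pt "0 0 0 0 0.2"

```text
t: 58.85
tool_pos: [0.4622, -0.3001, 0.0948]
tool_rot: [0.126, -3.134, 0.027]
contact_force: [-1.1, -0.4, 0.2]
opening: 0.0515
```

```bash
python3 - <<'E'
from h import *
tiltc(); go([.459,-.2994,.0535],.079)
E
```

```text
tool z in world (mrad):  [ -4.4 -17.4] pitch about tool y -5.8, roll about tool x 17.0 mrad
t 58.85 at [ 0.4622 -0.3001  0.0948] head 0.081 tilt 1.03 open 0.0515 F [-1.1 -0.4  0.2]
 total tool d(mm) [ 2.8  1.7 41.3] turn 0.002
```

Call:
apply_moves --pt "0.0015 0.001 0.02 0.002 0.2" --pt "0.0015 0.0005 0.019 0 0.2" --pt "0 0 0 0 0" --pt "0 0 0 0 -0.5" --pt "0 0 0 0 -1" --pt "0 0 0 0 -1" --pt "0 0 0 0 -1" --pt "0 0 -0.002 0 -1"

```text
t: 59.85
tool_pos: [0.4583, -0.2993, 0.0548]
tool_rot: [0.123, -3.134, 0.027]
contact_force: [-0.1, 0.5, -0.5]
opening: 0.0231
```

```bash
python3 - <<'E'
from h import *
tiltc(); go([*rig(3,.036),.21],RH)
im=ctrl.get_image("wrist"); save(im,"w30.png",(220,180,200,200),3)
E
```

```text
tool z in world (mrad):  [ -4.9 -17.1] pitch about tool y -6.2, roll about tool x 16.7 mrad
t 59.85 at [ 0.4583 -0.2993  0.0548] head 0.078 tilt 1.02 open 0.0231 F [-0.1  0.5 -0.5]
 total tool d(mm) [-219.7  265.6 -161. ] turn 0.114
```

View pics/w30.png

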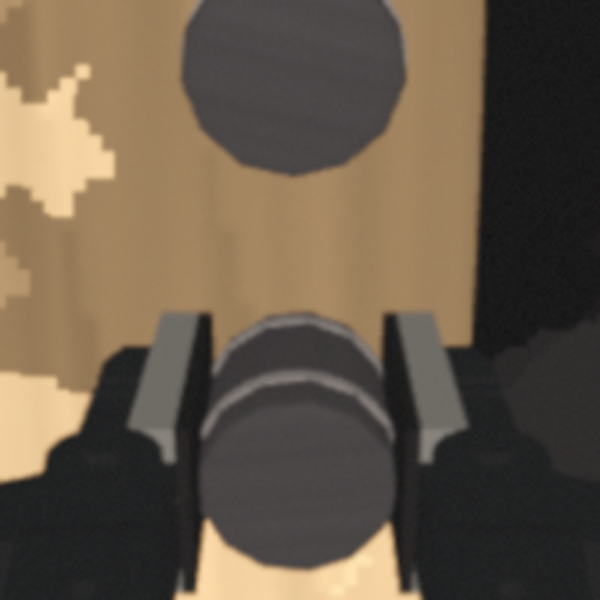

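Call:
apply_moves --pt "0 0 -0.03 0 -1" --pt "0 0 -0.045 0 -1" --pt "0 0.02 -0.035 0.057 -1" --pt "-0.02 0.05 0 0.057 -1" --pt "-0.025 0.05 0 0 -1" --pt "-0.03 0.05 0 0 -1" --pt "-0.03 0.05 0 0 -1" --pt "-0.025 0.03 0 0 -1"

```text
t: 60.9
tool_pos: [0.5977, -0.0476, 0.1672]
tool_rot: [0.072, 3.138, -0.032]
contact_force: [0.9, 0.5, -0.9]
opening: 0.0231
```

```bash
python3 - <<'E'
from h import *
tiltc(); go([.6175,-.0136,.15],RH)
E
```

```text
tool z in world (mrad):  [  2.1 -20.3] pitch about tool y 3.0, roll about tool x 20.2 mrad
t 60.90 at [ 0.5977 -0.0476  0.1672] head -0.046 tilt 1.17 open 0.0231 F [ 0.9  0.5 -0.9]
 total tool d(mm) [-18.2  35.2  16.6] turn -0.010
```

Call:
apply_moves --pt "-0.009 0.017 0 -0.01 -1" --pt "-0.008 0.017 0 0 -1" --pt "0 0 0.01 0 -1" --pt "0 0 0.008 0 -1" --pt "0 0 0 0 -1" --pt "0 0 0 0 -1" --pt "0 0 0 0 -1" --pt "0 0 0 0 -1"

```text
t: 61.9
tool_pos: [0.6154, -0.0153, 0.1467]
tool_rot: [0.058, 3.141, -0.034]
contact_force: [-0.1, -0.2, -1.3]
opening: 0.0234
```

```bash
cat >> h.py <<'E'
def look(name,n,dx=-.001,dy=-.0003):
    o=ctrl.get_obs();im=ctrl.get_image("wrist"); save(im,name,(220,180,200,200),3)
    a=np.linspace(0,2*np.pi,60); r=.0075; c=ST[n]+np.array([dx,dy])
    P=np.array([w_proj(im,o,[c[0]+r*np.cos(q),c[1]+r*np.sin(q),.085]) for q in a]); P=(P-[220,180])*3
    print("hole exp zoomed cols %.0f-%.0f rows %.0f-%.0f"%(P[:,0].min(),P[:,0].max(),P[:,1].min(),P[:,1].max()))
    for ox in (0,.0012,.002): s=sil(im,o,ox,0); print("pin sil ox",ox,"top row %.0f cols %.0f-%.0f"%((s[0]-180)*3,(s[1]-220)*3,(s[2]-220)*3))
E
python3 - <<'E'
from h import *
tiltc(); go([.6175,-.0136,.135],RH); look("w31.png",3)
E
```

```text
tool z in world (mrad):  [ -0.4 -21.7] pitch about tool y 0.4, roll about tool x 21.7 mrad
t 61.90 at [ 0.6154 -0.0153  0.1467] head -0.037 tilt 1.25 open 0.0234 F [-0.1 -0.2 -1.3]
 total tool d(mm) [-2.1  2.1 11.7] turn -0.001
hole exp zoomed cols 276-353 rows 222-294
pin sil ox 0 top row 245 cols 267-337
pin sil ox 0.0012 top row 252 cols 268-337
pin sil ox 0.002 top row 256 cols 268-337
```

View pics/w31.png

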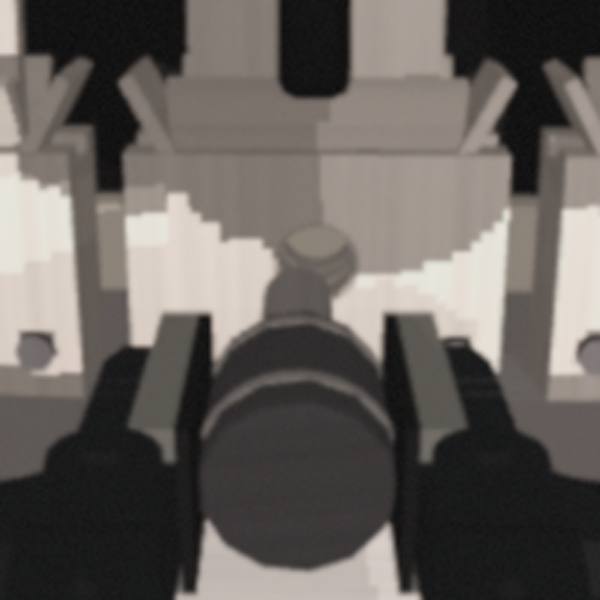

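Call:
apply_moves --pt "-0.0014 0.003 0 0 -1" --pt "0 0 0 0 -1" --pt "0 0.0001 0.006 0 -1" --pt "0 0.0001 0.004 0 -1" --pt "0 0 0 0 -1" --pt "0 0 0 0 -1" --pt "0 0 0 0 -1" --pt "0 0 0 0 -1"

```text
t: 62.95
tool_pos: [0.6171, -0.012, 0.1361]
tool_rot: [0.058, 3.141, -0.034]
contact_force: [-1.5, -0.5, -0.4]
opening: 0.0231
```

```bash
python3 - <<'E'
from h import *
tiltc(); go([.6168,-.0121,.135],RH); look("w32.png",3,-.001,.0002)
E
```

```text
tool z in world (mrad):  [ -0.2 -21.8] pitch about tool y 0.6, roll about tool x 21.8 mrad
t 62.95 at [ 0.6171 -0.012   0.1361] head -0.037 tilt 1.25 open 0.0231 F [-1.5 -0.5 -0.4]
 total tool d(mm) [ 0.3 -0.1  1.1] turn -0.001
hole exp zoomed cols 258-339 rows 231-307
pin sil ox 0 top row 245 cols 267-337
pin sil ox 0.0012 top row 251 cols 268-337
pin sil ox 0.002 top row 256 cols 268-337
```

View pics/w32.png

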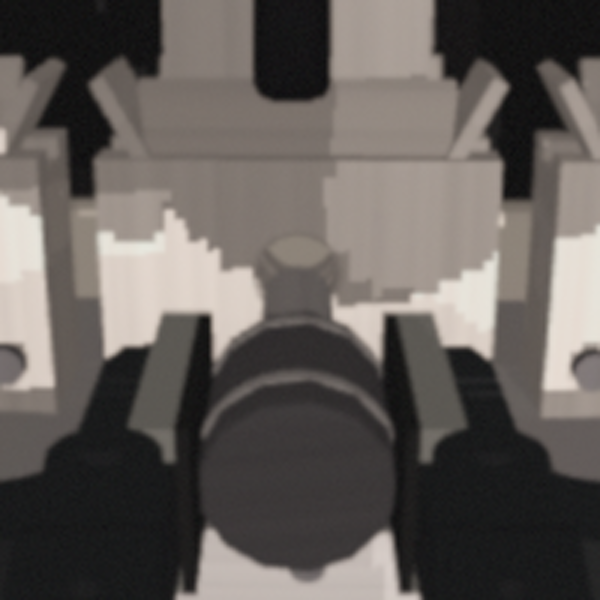

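Call:
apply_moves --pt "0 0.0001 0.005 0 -1" --pt "0 0.0001 0.005 0 -1" --pt "0 0.0001 0.005 0 -1" --pt "0 0.0001 0.004 0 -1" --pt "0 0 0 0 -1" --pt "0 0 0 0 -1" --pt "0 0 0 0 -1" --pt "0 0 0 0 -1"

```text
t: 64.0
tool_pos: [0.6171, -0.0121, 0.1156]
tool_rot: [0.058, 3.141, -0.034]
contact_force: [0.2, 0.2, -1.7]
opening: 0.0231
```

```bash
python3 - <<'E'
from h import *
tiltc(); go([.6171,-.0121,.088],RH)
E
```

```text
tool z in world (mrad):  [ -0.3 -21.8] pitch about tool y 0.5, roll about tool x 21.8 mrad
t 64.00 at [ 0.6171 -0.0121  0.1156] head -0.037 tilt 1.25 open 0.0231 F [ 0.2  0.2 -1.7]
 total tool d(mm) [ 0.   0.6 27.6] turn -0.001
```

Call:
apply_moves --pt "0 0.0001 0.006 0 -1" --pt "0 0.0001 0.006 0 -1" --pt "0 0.0001 0.006 0 -1" --pt "0 0.0001 0.005 0 -1" --pt "0 0 0.003 0 -1" --pt "0 0 0.002 0 -1" --pt "0 0 0.002 0 -1" --pt "0 0 0.002 0 -1"

```text
t: 65.0
tool_pos: [0.6172, -0.0122, 0.0873]
tool_rot: [-0.057, -3.138, 0.034]
contact_force: [-5.6, -0.3, 8.7]
opening: 0.0233
```

```bash
python3 - <<'E'
from h import *
tiltc(); go([.6171,-.0121,.088],RH)
im=ctrl.get_image("wrist"); save(im,"w33.png",(220,180,200,200),3)
E
```

```text
tool z in world (mrad):  [ -3.  -21.6] pitch about tool y -2.2, roll about tool x 21.7 mrad
t 65.00 at [ 0.6172 -0.0122  0.0873] head -0.036 tilt 1.25 open 0.0233 F [-5.6 -0.3  8.7]
 total tool d(mm) [ 0.1  0.1 -0.7] turn -0.000
```

View pics/w33.png

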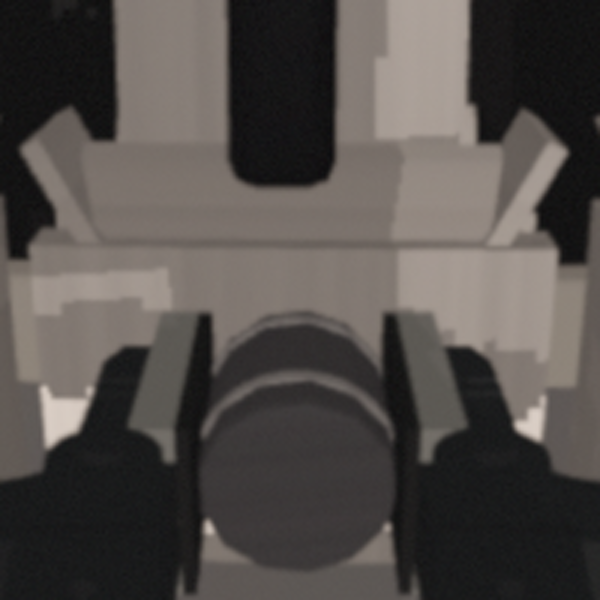

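Call:
apply_moves --pt "0 -0.003 0 0 -1" --pt "0 -0.003 0 0 -1" --pt "0 -0.003 0 0 -1" --pt "0 0 0 0 -1" --pt "0 0 0 0 0" --pt "0 0 0 0 0.2" --pt "0 0 0 0 0.2" --pt "0 0 -0.04 0 0.2"

```text
t: 66.05
tool_pos: [0.6148, -0.015, 0.1237]
tool_rot: [-0.058, -3.132, 0.011]
contact_force: [-0.4, 0.1, 0.3]
opening: 0.0508
```

```bash
python3 - <<'E'
from h import *
tiltc(); go([.6171,-.0121,.088],RH)
go([.405,-.3033,.175],.079)
im=ctrl.get_image("wrist"); save(im,"w34.png")
E
```

```text
tool z in world (mrad):  [-8.9 -7. ] pitch about tool y -8.6, roll about tool x 7.3 mrad
t 66.05 at [ 0.6148 -0.015   0.1237] head -0.037 tilt 0.65 open 0.0508 F [-0.4  0.1  0.3]
 total tool d(mm) [-2.5  3.3 35.7] turn -0.001
t 66.05 at [ 0.6148 -0.015   0.1237] head -0.037 tilt 0.65 open 0.0508 F [-0.4  0.1  0.3]
 total tool d(mm) [ 199.3 -296.2  -47.4] turn -0.116
```

View pics/w34.png

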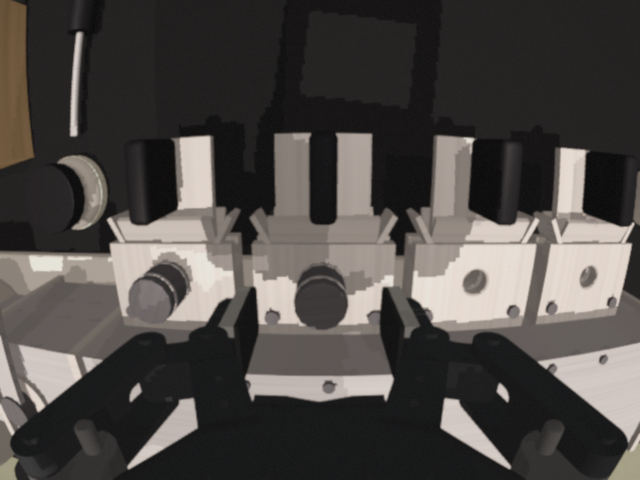

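Call:
apply_moves --pt "0.01 0 -0.045 0 0.2" --pt "0.04 -0.01 -0.015 -0.06 0.2" --pt "0.04 -0.045 0 -0.058 0.2" --pt "0.035 -0.05 0 0 0.2" --pt "0.03 -0.05 0 0 0.2" --pt "0.02 -0.05 0.003 0 0.2" --pt "0.02 -0.045 0.003 0 0.2" --pt "0.01 -0.03 0.003 0 0.2"

```text
t: 67.1
tool_pos: [0.4337, -0.3126, 0.194]
tool_rot: [-0.139, 3.119, -0.03]
contact_force: [0.1, 0.3, -0.5]
opening: 0.0512
```

```bash
python3 - <<'E'
from h import *
tiltc(); go([.41,-.3034,.09],.079)
o=ctrl.get_obs();im=ctrl.get_image("wrist"); save(im,"w35.png")
pins(im,o,[(.4106,-.3033),(.465,-.3725),(.4166,-.377)])
E
```

```text
tool z in world (mrad):  [ 20.5 -18.5] pitch about tool y 18.8, roll about tool x 20.2 mrad
t 67.10 at [ 0.4337 -0.3126  0.194 ] head 0.089 tilt 1.58 open 0.0512 F [ 0.1  0.3 -0.5]
 total tool d(mm) [ 24.7  13.4 103.3] turn 0.010
(0.4106, -0.3033) exp [338.6 201.8] [(array([338.5, 200.5]), 17.67, array([ 0.4097, -0.3035]))]
(0.465, -0.3725) exp [238.7 265.2] [(array([238.5 , 264.75]), 16.62, array([ 0.4646, -0.3726]))]
(0.4166, -0.377) exp [234.4 201.1] [(array([235.25, 200.25]), 17.7, array([ 0.4159, -0.3764]))]
```

View pics/w35.png

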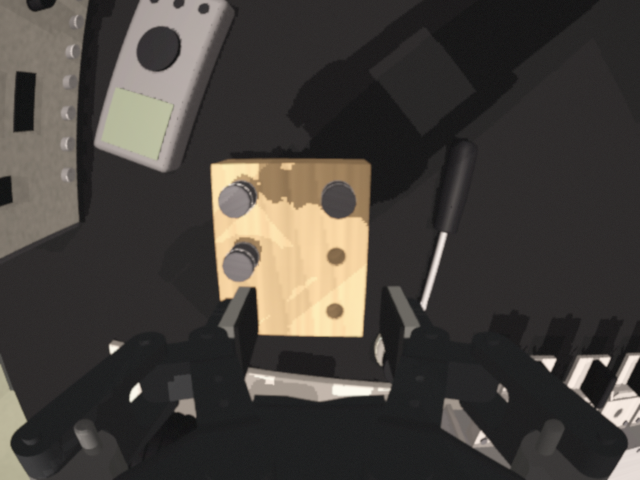

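```bash
python3 - <<'E'
from h import *
go([.4088,-.3035,.09],.079)
E
```

```text
t 67.15 at [ 0.4329 -0.3154  0.1937] head 0.087 tilt 1.62 open 0.0515 F [-1.5 -0.5  0.9]
 total tool d(mm) [ 24.7  16.2 103. ] turn 0.008
```

Call:
apply_moves --pt "0.008 0.004 0.025 0.01 0.2" --pt "0.008 0.004 0.025 0 0.2" --pt "0.006 0.004 0.025 0 0.2" --pt "0.004 0.001 0.023 0 0.2" --pt "0 0 0 0 0.2" --pt "0 0 0 0 0.2" --pt "0 0 0 0 0.2" --pt "0 0 0 0 0.2"

```text
t: 68.15
tool_pos: [0.4094, -0.3112, 0.0976]
tool_rot: [-0.113, 3.114, -0.048]
contact_force: [-0.9, 0.3, 0.5]
opening: 0.0511
```

```bash
python3 - <<'E'
from h import *
tiltc(); go([.4088,-.3035,.0535],.079)
o=ctrl.get_obs();im=ctrl.get_image("wrist"); print([ (q,r,w_at_z(im,o,q,.08).round(4)) for q,r in headtop(im,w_proj(im,o,[.4097,-.3035,.08]),rr=(20,32),w=42)[:2]])
E
```

```text
tool z in world (mrad):  [ 26.8 -29.7] pitch about tool y 24.5, roll about tool x 31.6 mrad
t 68.15 at [ 0.4094 -0.3112  0.0976] head 0.073 tilt 2.29 open 0.0511 F [-0.9  0.3  0.5]
 total tool d(mm) [ 1.1  9.1 43.9] turn -0.006
[(array([336.75, 288.25]), 25.17, array([ 0.4092, -0.3035,  0.08  ])), (array([335.25, 281.75]), 30.65, array([ 0.4059, -0.3045,  0.08  ]))]
```

Call:
apply_moves --pt "0.0004 0.005 0.008 -0.006 0.2" --pt "0.0004 0.003 0.016 0 0.2" --pt "0.0003 0.001 0.018 0 0.2" --pt "0 0 0 0 0" --pt "0 0 0 0 -0.5" --pt "0 0 0 0 -1" --pt "0 0 0 0 -1" --pt "0 0 0 0 -1"

```text
t: 69.2
tool_pos: [0.4087, -0.3026, 0.0529]
tool_rot: [-0.124, 3.113, -0.049]
contact_force: [-0.0, 0.1, -0.4]
opening: 0.0232
```

```bash
python3 - <<'E'
from h import *
tiltc(); go([.4088,-.3035,.0535],.079)
E
```

```text
tool z in world (mrad):  [ 27.1 -30.2] pitch about tool y 24.6, roll about tool x 32.3 mrad
t 69.20 at [ 0.4087 -0.3026  0.0529] head 0.080 tilt 2.33 open 0.0232 F [-0.   0.1 -0.4]
 total tool d(mm) [-0.  -0.9 -0.5] turn 0.001
```

Call:
apply_moves --pt "0 -0.003 0 0 -1" --pt "0 -0.003 0 0 -1" --pt "0 -0.003 0 0 -1" --pt "0 -0.003 0 0 -1" --pt "0 -0.003 0 0 -1" --pt "0 0 0 0 -1" --pt "0 0 0 0 -1" --pt "0 0 0 0 -1"

```text
t: 70.2
tool_pos: [0.409, -0.3051, 0.053]
tool_rot: [-0.121, 3.118, 0.006]
contact_force: [-0.2, 1.2, -0.2]
opening: 0.0235
```

```bash
python3 - <<'E'
from h import *
tiltc(); go([.4088,-.3035,.0535],.079)
E
```

```text
tool z in world (mrad):  [20.9  4.8] pitch about tool y 21.2, roll about tool x -3.2 mrad
t 70.20 at [ 0.409  -0.3051  0.053 ] head 0.077 tilt 1.23 open 0.0235 F [-0.2  1.2 -0.2]
 total tool d(mm) [ 0.1  1.6 -0.5] turn -0.002
```

Call:
apply_moves --pt "0 0 0 0 0" --pt "0 0.001 0 0 0" --pt "0 0.0006 0 0 -0.3" --pt "0 0 0 0 -1" --pt "0 0 0 0 -1" --pt "0 0 0 0 -1" --pt "0 0 -0.02 0 -1" --pt "0 0 -0.04 0 -1"

```text
t: 71.2
tool_pos: [0.4056, -0.3024, 0.1102]
tool_rot: [-0.12, 3.123, 0.013]
contact_force: [-0.1, -0.4, -1.3]
opening: 0.0233
```

```bash
python3 - <<'E'
from h import *
tiltc(); go([*(ST[2]+[-.0045,0]),.155],RH)
im=ctrl.get_image("wrist"); save(im,"w36.png",(220,180,200,200),3)
E
```

```text
tool z in world (mrad):  [15.7  9.1] pitch about tool y 16.4, roll about tool x -7.9 mrad
t 71.20 at [ 0.4056 -0.3024  0.1102] head 0.077 tilt 1.04 open 0.0233 F [-0.1 -0.4 -1.3]
 total tool d(mm) [-242.9  356.6  -38. ] turn 0.113
```

View pics/w36.png

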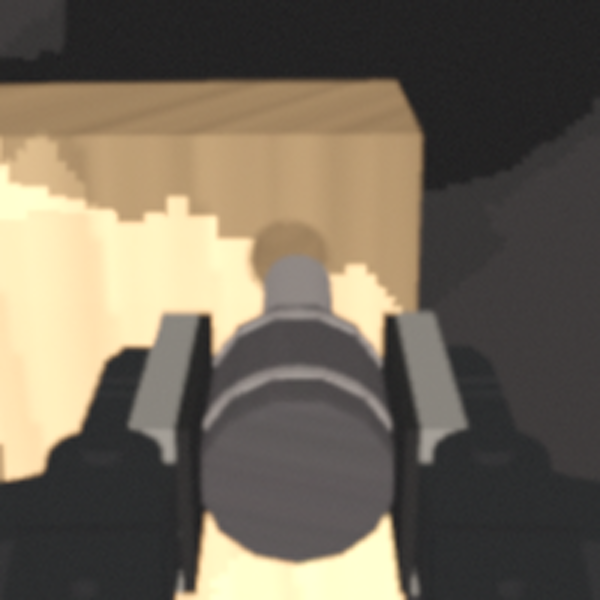

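Call:
apply_moves --pt "0 0.02 -0.04 0.055 -1" --pt "-0.02 0.05 -0.02 0.058 -1" --pt "-0.025 0.055 0 0 -1" --pt "-0.025 0.055 0 0 -1" --pt "-0.025 0.055 0 0 -1" --pt "-0.03 0.05 0 0 -1" --pt "-0.03 0.04 0 0 -1" --pt "-0.02 0.02 0 0 -1"

```text
t: 72.25
tool_pos: [0.597, 0.0412, 0.1856]
tool_rot: [0.07, 3.109, -0.004]
contact_force: [0.1, 0.1, -0.7]
opening: 0.0229
```

```bash
python3 - <<'E'
from h import *
tiltc(); go([.6198,.0715,.15],RH)
E
```

```text
tool z in world (mrad):  [31.6 -3.4] pitch about tool y 31.7, roll about tool x 2.0 mrad
t 72.25 at [0.597  0.0412 0.1856] head -0.045 tilt 1.82 open 0.0229 F [ 0.1  0.1 -0.7]
 total tool d(mm) [-20.3  31.3  36.2] turn -0.009
```

Call:
apply_moves --pt "-0.01 0.015 0.005 -0.009 -1" --pt "-0.009 0.015 0.01 0 -1" --pt "0 0 0.012 0 -1" --pt "0 0 0.009 0 -1" --pt "0 0 0 0 -1" --pt "0 0 0 0 -1" --pt "0 0 0 0 -1" --pt "0 0 0 0 -1"

```text
t: 73.25
tool_pos: [0.6177, 0.0699, 0.1458]
tool_rot: [0.058, 3.113, -0.007]
contact_force: [-0.6, 0.3, -1.0]
opening: 0.0229
```

```bash
python3 - <<'E'
from h import *
tiltc(); go([.6198,.0715,.135],RH); look("w37.png",2,-.0005,.0002)
E
```

```text
tool z in world (mrad):  [28.1 -4.7] pitch about tool y 28.3, roll about tool x 3.7 mrad
t 73.25 at [0.6177 0.0699 0.1458] head -0.037 tilt 1.63 open 0.0229 F [-0.6  0.3 -1. ]
 total tool d(mm) [-1.8  1.7 10.8] turn -0.001
hole exp zoomed cols 270-348 rows 221-293
pin sil ox 0 top row 239 cols 263-333
pin sil ox 0.0012 top row 246 cols 264-333
pin sil ox 0.002 top row 250 cols 264-333
```

View pics/w37.png

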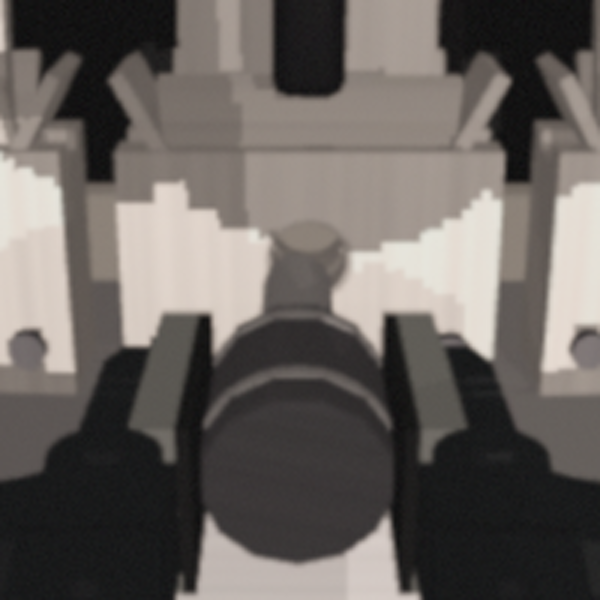

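Call:
apply_moves --pt "-0.002 0.001 0 0 -1" --pt "-0.0017 0.001 0 0 -1" --pt "0 0 0.006 0 -1" --pt "0 0 0.004 0 -1" --pt "0 0 0 0 -1" --pt "0 0 0 0 -1" --pt "0 0 0 0 -1" --pt "0 0 0 0 -1"

```text
t: 74.3
tool_pos: [0.6222, 0.072, 0.1354]
tool_rot: [0.057, 3.112, -0.007]
contact_force: [-0.3, -0.2, -0.2]
opening: 0.0233
```

```bash
python3 - <<'E'
from h import *
tiltc(); go([.6217,.0719,.088],RH); look("w38.png",2,-.0005,.0002)
E
```

```text
tool z in world (mrad):  [28.5 -4.7] pitch about tool y 28.7, roll about tool x 3.7 mrad
t 74.30 at [0.6222 0.072  0.1354] head -0.037 tilt 1.66 open 0.0233 F [-0.3 -0.2 -0.2]
 total tool d(mm) [ 1.8  0.1 47.4] turn -0.001
hole exp zoomed cols 256-338 rows 217-293
pin sil ox 0 top row 239 cols 263-333
pin sil ox 0.0012 top row 246 cols 264-333
pin sil ox 0.002 top row 250 cols 264-333
```

View pics/w38.png

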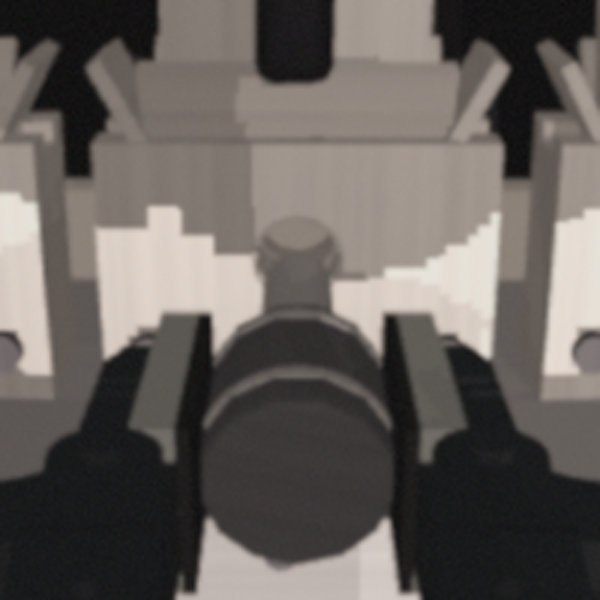

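Call:
apply_moves --pt "0.0005 0 0.004 0 -1" --pt "0.0002 0 0.005 0 -1" --pt "0.0002 0 0.005 0 -1" --pt "0.0002 0 0.005 0 -1" --pt "0 0 0 0 -1" --pt "0 0 0 0 -1" --pt "0 0 0 0 -1" --pt "0 0 0 0 -1"

```text
t: 75.35
tool_pos: [0.6216, 0.0719, 0.115]
tool_rot: [0.057, 3.113, -0.007]
contact_force: [0.4, 0.6, -0.8]
opening: 0.0232
```

```bash
python3 - <<'E'
from h import *
tiltc(); go([.6217,.0719,.088],RH)
E
```

```text
tool z in world (mrad):  [28.5 -4.7] pitch about tool y 28.6, roll about tool x 3.7 mrad
t 75.35 at [0.6216 0.0719 0.115 ] head -0.037 tilt 1.65 open 0.0232 F [ 0.4  0.6 -0.8]
 total tool d(mm) [ 0.6  0.1 27. ] turn -0.001
```

Call:
apply_moves --pt "0.0002 0 0.006 0 -1" --pt "0.0002 0 0.006 0 -1" --pt "0.0002 0 0.006 0 -1" --pt "0.0001 0 0.005 0 -1" --pt "0 0 0.003 0 -1" --pt "0 0 0.002 0 -1" --pt "0 0 0.002 0 -1" --pt "0 0 0.002 0 -1"

```text
t: 76.35
tool_pos: [0.6216, 0.0718, 0.0887]
tool_rot: [0.056, 3.117, -0.008]
contact_force: [-6.4, -0.8, 9.1]
opening: 0.0233
```

```bash
python3 - <<'E'
from h import *
tiltc(); go([.6217,.0719,.088],RH)
im=ctrl.get_image("wrist"); save(im,"w39.png",(220,180,200,200),3)
E
```

```text
tool z in world (mrad):  [24.4 -5.3] pitch about tool y 24.6, roll about tool x 4.4 mrad
t 76.35 at [0.6216 0.0718 0.0887] head -0.036 tilt 1.43 open 0.0233 F [-6.4 -0.8  9.1]
 total tool d(mm) [-0.1  0.1  0.7] turn -0.000
```

View pics/w39.png

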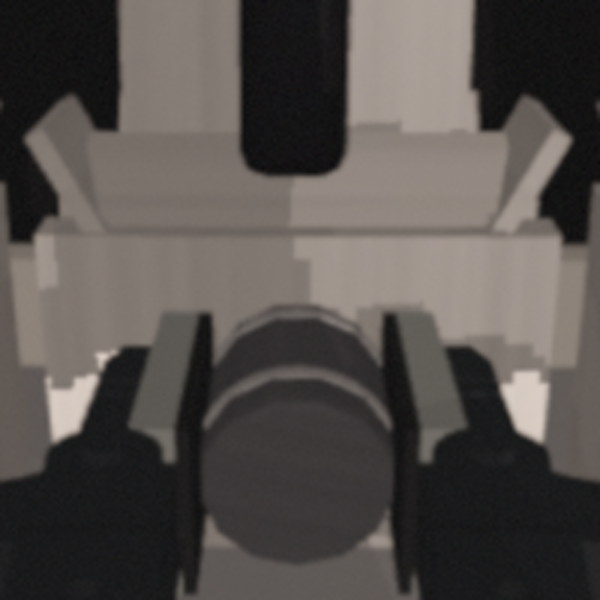

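Call:
apply_moves --pt "0 0 0 0 0" --pt "0 0 0 0 0.2" --pt "0 0 0 0 0.2" --pt "0 0 -0.04 0 0.2" --pt "0 0 -0.04 0 0.2" --pt "0 0 0 0 0.2" --pt "0 0 0 0 0.2" --pt "0 0 0 0 0.2"

```text
t: 77.4
tool_pos: [0.6182, 0.0722, 0.1665]
tool_rot: [0.056, 3.122, -0.008]
contact_force: [-0.1, 0.2, 0.1]
opening: 0.0515
```

```bash
python3 - <<'E'
from h import *
tiltc(); go([.45,-.366,.18],.079)
o=ctrl.get_obs(); im=ctrl.get_image("wrist"); save(im,"w40.png")
E
```

```text
tool z in world (mrad):  [19.4 -5.2] pitch about tool y 19.5, roll about tool x 4.5 mrad
t 77.40 at [0.6182 0.0722 0.1665] head -0.036 tilt 1.15 open 0.0515 F [-0.1  0.2  0.1]
 total tool d(mm) [ 151.9 -444.   -14.5] turn -0.115
```

View pics/w40.png

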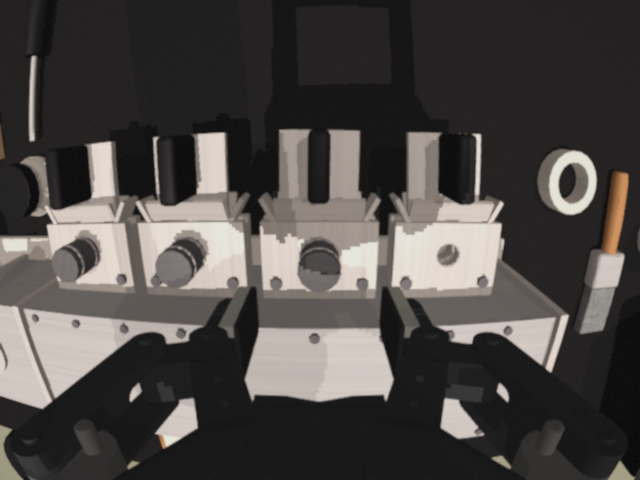

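```bash
python3 - <<'E'
from h import *
o=ctrl.get_obs(); im=ctrl.get_image("wrist"); save(im,"w40z.png",(390,190,120,100),6)
P=[w_proj(im,o,[*ST[n],.085]).round(1) for n in (1,)]; print(P)
E
```

```text
[array([448.2, 255.7])]
```

View pics/w40z.png

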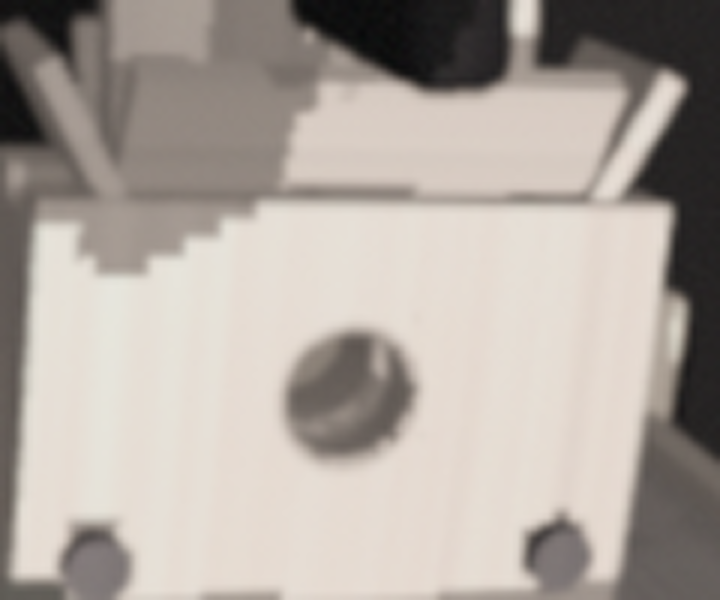

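Call:
apply_moves --pt "0.03 -0.02 -0.02 -0.055 0.2" --pt "0.035 -0.04 -0.01 -0.06 0.2" --pt "0.025 -0.05 0 0 0.2" --pt "0.02 -0.05 0 0 0.2" --pt "0.015 -0.05 0 0 0.2" --pt "0.015 -0.05 0 0 0.2" --pt "0.01 -0.05 0 0 0.2" --pt "0 -0.05 0 0 0.2"

```text
t: 78.5
tool_pos: [0.4865, -0.2999, 0.1891]
tool_rot: [-0.14, 3.129, -0.005]
contact_force: [0.8, -0.3, 0.3]
opening: 0.0515
```

```bash
python3 - <<'E'
from h import *
tiltc(); go([.45,-.37,.175],.079)
E
```

```text
tool z in world (mrad):  [ 9.3 -2.6] pitch about tool y 9.0, roll about tool x 3.4 mrad
t 78.50 at [ 0.4865 -0.2999  0.1891] head 0.089 tilt 0.55 open 0.0515 F [ 0.8 -0.3  0.3]
 total tool d(mm) [ 42.7 -66.5  13.9] turn 0.010
```

Call:
apply_moves --pt "0.015 -0.024 0.005 0.01 0.2" --pt "0.015 -0.022 0.005 0 0.2" --pt "0.01 -0.012 0.004 0 0.2" --pt "0 0 0 0 0.2" --pt "0 0 0 0 0.2" --pt "0 0 0 0 0.2" --pt "0 0 0 0 0.2" --pt "0 0 0 0 0.2"

```text
t: 79.5
tool_pos: [0.4503, -0.3629, 0.1714]
tool_rot: [-0.121, 3.132, 0.002]
contact_force: [-0.1, -0.0, -0.6]
opening: 0.0514
```

```bash
python3 - <<'E'
from h import *
tiltc(); 
o=ctrl.get_obs();im=ctrl.get_image("wrist"); save(im,"w41.png")
pins(im,o,[(.4646,-.3726),(.4166,-.377)])
go([.4638,-.3726,.09],.079)
E
```

```text
tool z in world (mrad):  [6.9 1.6] pitch about tool y 7.0, roll about tool x -1.1 mrad
(0.4646, -0.3726) exp [302.7 262.5] [(array([300.5, 264. ]), 17.83, array([ 0.4658, -0.374 ]))]
(0.4166, -0.377) exp [300.9 190.5] [(array([299.75, 190.25]), 19.17, array([ 0.4165, -0.3777]))]
t 79.55 at [ 0.4503 -0.3629  0.1714] head 0.077 tilt 0.41 open 0.0514 F [ 0.4  0.1 -0.6]
 total tool d(mm) [-12.1 -10.8  81.5] turn -0.002
```

View pics/w41.png

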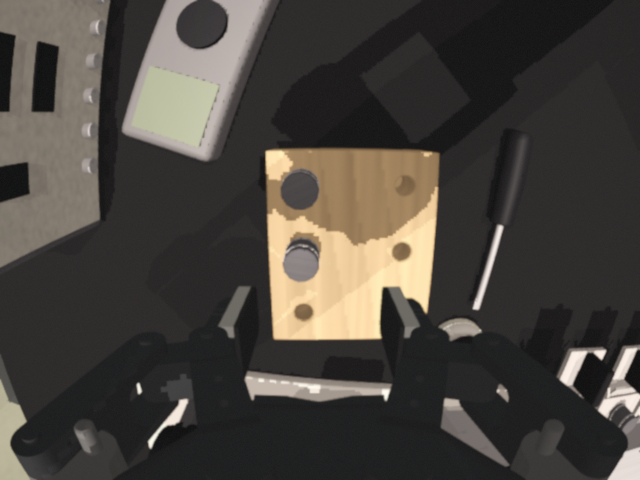

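Call:
apply_moves --pt "-0.004 -0.003 0.02 -0.002 0.2" --pt "-0.004 -0.003 0.025 0 0.2" --pt "-0.003 -0.003 0.022 0 0.2" --pt "-0.001 -0.002 0.01 0 0.2" --pt "0 0 0 0 0.2" --pt "0 0 0 0 0.2" --pt "0 0 0 0 0.2" --pt "0 0 0 0 0.2"

```text
t: 80.55
tool_pos: [0.4648, -0.3733, 0.0898]
tool_rot: [-0.125, 3.132, 0.001]
contact_force: [0.8, -0.1, -0.4]
opening: 0.0514
```

```bash
python3 - <<'E'
from h import *
tiltc(); 
o=ctrl.get_obs();im=ctrl.get_image("wrist")
print([ (q,r,w_at_z(im,o,q,.08).round(4)) for q,r in headtop(im,w_proj(im,o,[.465,-.3733,.08]),rr=(20,32),w=42,dbg="h42.png")[:2]])
go([.4645,-.3733,.0535],.079)
E
```

```text
tool z in world (mrad):  [7.5 1.2] pitch about tool y 7.6, roll about tool x -0.6 mrad
[(array([317.5 , 293.25]), 27.2, array([ 0.464 , -0.3741,  0.08  ])), (array([317.  , 281.25]), 24.65, array([ 0.4583, -0.3748,  0.08  ]))]
t 80.60 at [ 0.4648 -0.3734  0.0899] head 0.080 tilt 0.44 open 0.0514 F [-0.   0.4  0.6]
 total tool d(mm) [ 0.6  0.1 36.4] turn 0.001
```

View pics/h42.png

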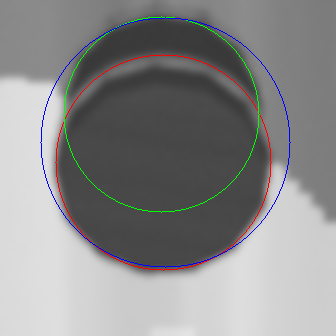

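Centred and nearly vertical. Next I descend and grasp.

Call:
apply_moves --pt "0.0003 0 0.018 0 0.2" --pt "0.0003 0 0.017 0 0.2" --pt "0 0 0 0 0" --pt "0 0 0 0 -0.5" --pt "0 0 0 0 -1" --pt "0 0 0 0 -1" --pt "0 0 0 0 -1" --pt "0 0 0 0 -1"

```text
t: 81.6
tool_pos: [0.4643, -0.3732, 0.0523]
tool_rot: [-0.125, 3.132, 0.001]
contact_force: [0.3, -0.0, -0.3]
opening: 0.0232
```

```bash
python3 - <<'E'
from h import *
tiltc(); go([*(ST[1]+[-.0025,0]),.175],RH)
E
```

```text
tool z in world (mrad):  [7.5 1.2] pitch about tool y 7.6, roll about tool x -0.6 mrad
t 81.60 at [ 0.4643 -0.3732  0.0523] head 0.080 tilt 0.43 open 0.0232 F [ 0.3 -0.  -0.3]
 total tool d(mm) [-203.2  515.3 -120.8] turn 0.116
```

Call:
apply_moves --pt "0 0 -0.03 0 -1" --pt "0 0 -0.045 0 -1" --pt "0 0.02 -0.045 0.058 -1" --pt "-0.01 0.05 -0.01 0.058 -1" --pt "-0.015 0.055 0 0 -1" --pt "-0.015 0.055 0 0 -1" --pt "-0.015 0.055 0 0 -1" --pt "-0.015 0.055 0 0 -1"

```text
t: 82.6
tool_pos: [0.5418, -0.0825, 0.1887]
tool_rot: [0.077, 3.127, -0.004]
contact_force: [0.9, 0.3, -0.9]
opening: 0.0235
```

```bash
python3 - <<'E'
from h import *
tiltc(); go([*(ST[1]+[-.0025,0]),.175],RH)
E
```

```text
tool z in world (mrad):  [13.4 -2.7] pitch about tool y 13.5, roll about tool x 2.1 mrad
t 82.60 at [ 0.5418 -0.0825  0.1887] head -0.049 tilt 0.78 open 0.0235 F [ 0.9  0.3 -0.9]
 total tool d(mm) [-71.  242.9  14.1] turn -0.013
```

Call:
apply_moves --pt "-0.014 0.05 0 -0.013 -1" --pt "-0.016 0.055 0 0 -1" --pt "-0.016 0.055 0 0 -1" --pt "-0.014 0.045 0 0 -1" --pt "-0.006 0.02 0.005 0 -1" --pt "0 0 0.005 0 -1" --pt "0 0 0 0 -1" --pt "0 0 0 0 -1"

```text
t: 83.6
tool_pos: [0.6175, 0.1482, 0.1784]
tool_rot: [0.051, 3.127, -0.007]
contact_force: [-0.3, 0.1, 0.5]
opening: 0.0231
```

```bash
python3 - <<'E'
from h import *
tiltc(); go([*(ST[1]+[-.0025,0]),.145],RH)
E
```

```text
tool z in world (mrad):  [13.9 -5. ] pitch about tool y 14.0, roll about tool x 4.5 mrad
t 83.60 at [0.6175 0.1482 0.1784] head -0.033 tilt 0.84 open 0.0231 F [-0.3  0.1  0.5]
 total tool d(mm) [-6.7  8.7 33.5] turn 0.003
```

Call:
apply_moves --pt "-0.004 0.004 0.01 0.003 -1" --pt "-0.0027 0.0045 0.01 0 -1" --pt "0 0 0.01 0 -1" --pt "0 0 0 0 -1" --pt "0 0 0 0 -1" --pt "0 0 0 0 -1" --pt "0 0 0 0 -1" --pt "0 0 0 0 -1"

```text
t: 84.6
tool_pos: [0.6255, 0.1548, 0.1468]
tool_rot: [0.06, 3.127, -0.008]
contact_force: [-0.7, -0.2, -0.1]
opening: 0.023
```

```bash
python3 - <<'E'
from h import *
tiltc(); go([*(ST[1]+[-.0025,0]),.135],RH); look("w43.png",1,-.0005,.0002)
E
```

```text
tool z in world (mrad):  [14.4 -5.2] pitch about tool y 14.6, roll about tool x 4.7 mrad
t 84.60 at [0.6255 0.1548 0.1468] head -0.039 tilt 0.88 open 0.0230 F [-0.7 -0.2 -0.1]
 total tool d(mm) [ 0.8  1.8 11.8] turn -0.003
hole exp zoomed cols 270-348 rows 200-273
pin sil ox 0 top row 242 cols 264-333
pin sil ox 0.0012 top row 249 cols 264-334
pin sil ox 0.002 top row 253 cols 264-334
```

View pics/w43.png

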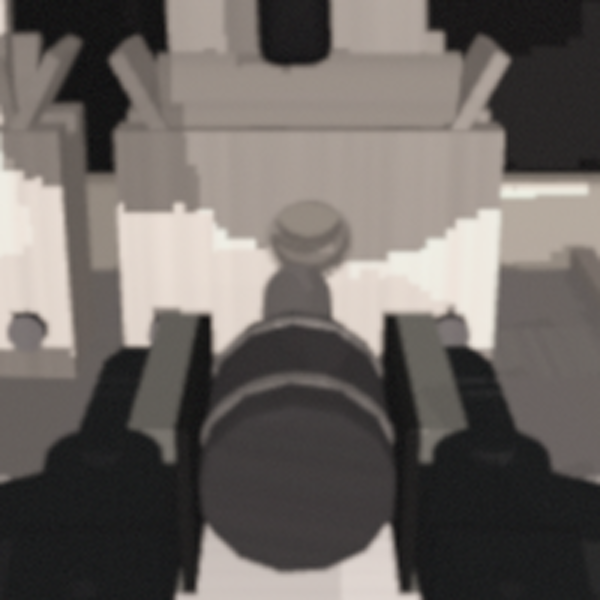

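Call:
apply_moves --pt "0.002 0.0021 0 -0.003 -1" --pt "0 0 0 0 -1" --pt "0 0 0.006 0 -1" --pt "0.0001 0 0.005 0 -1" --pt "0 0 0 0 -1" --pt "0 0 0 0 -1" --pt "0 0 0 0 -1" --pt "0 0 0 0 -1"

```text
t: 85.65
tool_pos: [0.6234, 0.157, 0.1348]
tool_rot: [0.055, 3.127, -0.008]
contact_force: [0.2, -0.5, -0.1]
opening: 0.0233
```

```bash
python3 - <<'E'
from h import *
tiltc(); go([.6234,.1570,.088],RH); look("w44.png",1,-.0005,.0002)
E
```

```text
tool z in world (mrad):  [14.2 -5.2] pitch about tool y 14.4, roll about tool x 4.7 mrad
t 85.65 at [0.6234 0.157  0.1348] head -0.035 tilt 0.87 open 0.0233 F [ 0.2 -0.5 -0.1]
 total tool d(mm) [ 0.7  0.2 46.8] turn 0.001
hole exp zoomed cols 257-338 rows 231-307
pin sil ox 0 top row 242 cols 264-333
pin sil ox 0.0012 top row 249 cols 264-334
pin sil ox 0.002 top row 253 cols 264-334
```

View pics/w44.png

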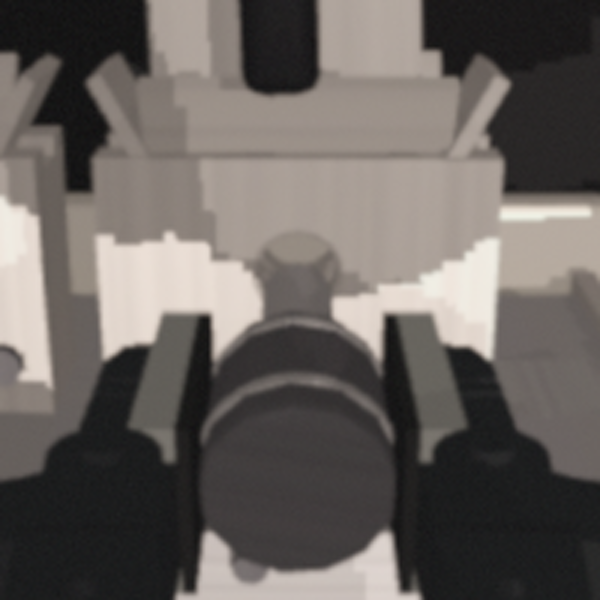

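Aligned. Descending.

Call:
apply_moves --pt "0.0001 0 0.005 0 -1" --pt "0.0001 0 0.005 0 -1" --pt "0.0001 0 0.005 0 -1" --pt "0.0001 0.0001 0.004 0 -1" --pt "0 0 0 0 -1" --pt "0 0 0 0 -1" --pt "0 0 0 0 -1" --pt "0 0 0 0 -1"

```text
t: 86.7
tool_pos: [0.6233, 0.157, 0.1145]
tool_rot: [0.055, 3.127, -0.008]
contact_force: [-0.8, 0.9, 0.0]
opening: 0.0231
```

```bash
python3 - <<'E'
from h import *
tiltc(); go([.6234,.1570,.088],RH)
E
```

```text
tool z in world (mrad):  [14.3 -5.3] pitch about tool y 14.5, roll about tool x 4.7 mrad
t 86.70 at [0.6233 0.157  0.1145] head -0.035 tilt 0.87 open 0.0231 F [-0.8  0.9  0. ]
 total tool d(mm) [ 0.3  0.1 26.5] turn 0.001
```

Call:
apply_moves --pt "0.0001 0 0.006 0 -1" --pt "0.0001 0 0.006 0 -1" --pt "0.0001 0 0.006 0 -1" --pt "0 0 0.005 0 -1" --pt "0 0 0.003 0 -1" --pt "0 0 0.002 0 -1" --pt "0 0 0.002 0 -1" --pt "0 0 0.002 0 -1"

```text
t: 87.7
tool_pos: [0.6241, 0.157, 0.0869]
tool_rot: [0.055, 3.127, -0.008]
contact_force: [-3.8, -0.4, 7.4]
opening: 0.0236
```

```bash
python3 - <<'E'
from h import *
tiltc(); go([.6234,.1570,.088],RH)
E
```

```text
tool z in world (mrad):  [13.6 -5.5] pitch about tool y 13.8, roll about tool x 5.1 mrad
t 87.70 at [0.6241 0.157  0.0869] head -0.035 tilt 0.84 open 0.0236 F [-3.8 -0.4  7.4]
 total tool d(mm) [ 0.7 -0.1 -1.1] turn 0.001
```

Call:
apply_moves --pt "0 0 0 0 0" --pt "0 0 0 0 0.2" --pt "0 0 0 0 0.2" --pt "0 0 -0.045 0 0.2" --pt "0 0 -0.045 0 0.2" --pt "0.01 -0.04 -0.02 0 0.2" --pt "0.01 -0.05 0 0 0.2" --pt "0.01 -0.03 0 0 0.2"

```text
t: 88.7
tool_pos: [0.5881, 0.0375, 0.1995]
tool_rot: [0.048, 3.128, -0.01]
contact_force: [0.4, 0.7, -0.6]
opening: 0.0508
```

```bash
python3 - <<'E'
from h import *
tiltc(); go([*ST[2],.1],RH)
o=ctrl.get_obs(); im=ctrl.get_image("wrist"); save(im,"w45.png")
s=ctrl.get_image("scene"); save(s,"s45.png",(180,190,180,135),4.4)
for n in ("damper_grip","damper_axis"):
  for d in ctrl.spot_point(s,n): print(n,np.round(d["uv"],1),round(d["confidence"],2),at_z(s,d["uv"],.161).round(4))
t=ctrl.get_image("top")
for n in ("damper_grip","damper_axis"):
  for d in ctrl.spot_point(t,n): print("top",n,np.round(d["uv"],1),round(d["confidence"],2),at_z(t,d["uv"],.161).round(4))
E
```

```text
tool z in world (mrad):  [13.6 -6.6] pitch about tool y 13.8, roll about tool x 6.2 mrad
t 88.70 at [0.5881 0.0375 0.1995] head -0.031 tilt 0.87 open 0.0508 F [ 0.4  0.7 -0.6]
 total tool d(mm) [-33.8  35.7  99.7] turn 0.005
damper_grip [271. 278.] 0.65 [0.6496 0.0554 0.161 ]
damper_grip [221.3 204.9] 0.56 [ 0.6159 -0.212   0.161 ]
damper_axis [192.1 218.9] 0.96 [ 0.6927 -0.2063  0.161 ]
damper_axis [222.7 203.2] 0.27 [ 0.6103 -0.2158  0.161 ]
top damper_grip [386.  198.1] 0.54 [ 0.6126 -0.1915  0.161 ]
top damper_grip [389.8 226.8] 0.53 [ 0.5388 -0.1942  0.161 ]
top damper_grip [347.9 209.6] 0.38 [ 0.5888 -0.0951  0.161 ]
top damper_axis [391.4 167.3] 0.72 [ 0.6926 -0.2124  0.161 ]
top damper_axis [345.6 205.8] 0.34 [ 0.5989 -0.0901  0.161 ]
```

View pics/w45.png

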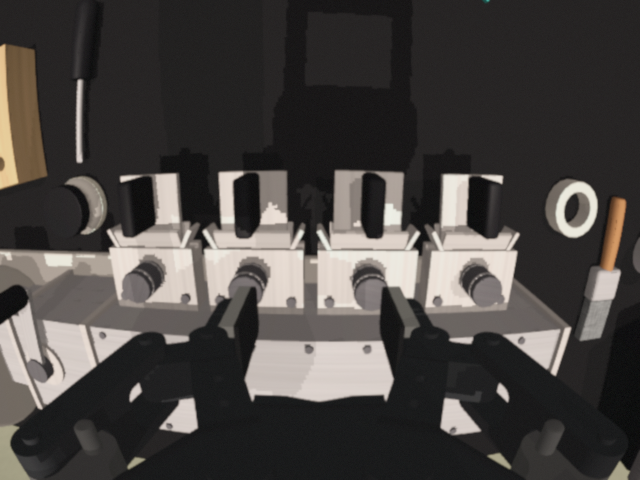

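View pics/s45.png

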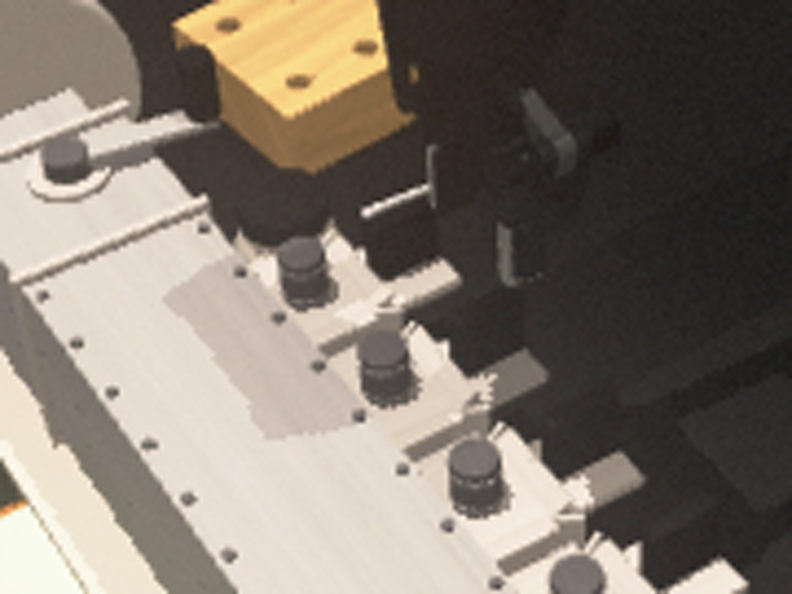

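Call:
apply_moves --pt "0 -0.02 -0.04 0 0.1" --pt "0 -0.04 -0.03 0 0.1" --pt "0 -0.05 0 0 0.0" --pt "0 -0.05 0 0 0.0" --pt "0 -0.04 0 0 0.0" --pt "0 -0.02 0 0 0.0" --pt "0 0 0 0 0.0" --pt "0 0 0 0 0.0"

```text
t: 90.05
tool_pos: [0.5852, -0.1768, 0.2697]
tool_rot: [0.023, 3.132, -0.005]
contact_force: [0.7, 0.5, 0.6]
opening: 0.0425
```

```bash
python3 - <<'E'
from h import *
tiltc(); go([.615,-.19,.27],RH)
o=ctrl.get_obs(); im=ctrl.get_image("wrist"); save(im,"w46.png"); print(o["q"].round(3))
for n in ("damper_grip","damper_axis"):
  for d in ctrl.spot_point(im,n): print(n,np.round(d["uv"],1),round(d["confidence"],2),w_at_z(im,o,d["uv"],.161).round(4))
E
```

```text
tool z in world (mrad):  [ 9.6 -3.4] pitch about tool y 9.6, roll about tool x 3.3 mrad
t 90.05 at [ 0.5852 -0.1768  0.2697] head -0.014 tilt 0.58 open 0.0425 F [0.7 0.5 0.6]
 total tool d(mm) [-30.  -12.7   0. ] turn 0.022
[-4.150e-01 -6.000e-03  1.609e+00  1.000e-03  1.529e+00 -1.972e+00]
damper_grip [289.3 275.2] 0.87 [ 0.6147 -0.1992  0.161 ]
damper_grip [279.8 359.1] 0.69 [ 0.6882 -0.2103  0.161 ]
damper_axis [290.9 273.8] 0.69 [ 0.6137 -0.198   0.161 ]
damper_axis [280.2 360.4] 0.58 [ 0.6895 -0.21    0.161 ]
damper_axis [403.1 244.2] 0.27 [ 0.5923 -0.1171  0.161 ]
```

View pics/w46.png

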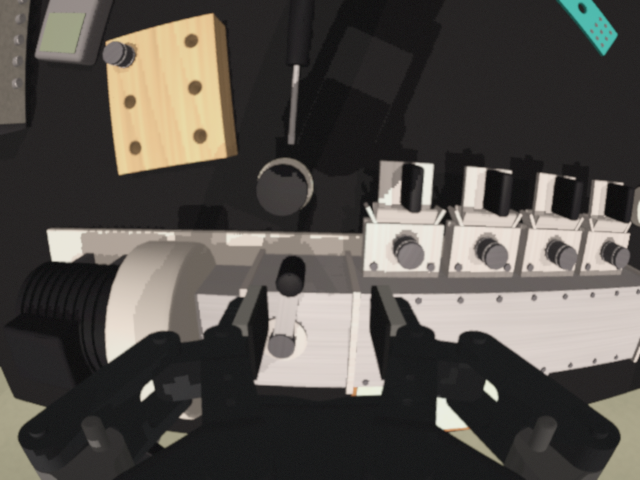

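```bash
python3 - <<'E'
from h import *
o=ctrl.get_obs(); im=ctrl.get_image("wrist"); save(im,"w46z.png",(240,230,110,140),5)
for uv in ((291,286),(290,284),(292,288)): print(w_at_z(im,o,uv,.179).round(4))
print(w_at_z(im,o,(282,346),.145).round(4))
E
```

```text
[ 0.6156 -0.1967  0.179 ]
[ 0.6141 -0.1974  0.179 ]
[ 0.6171 -0.1961  0.179 ]
[ 0.6857 -0.2099  0.145 ]
```

View pics/w46z.png

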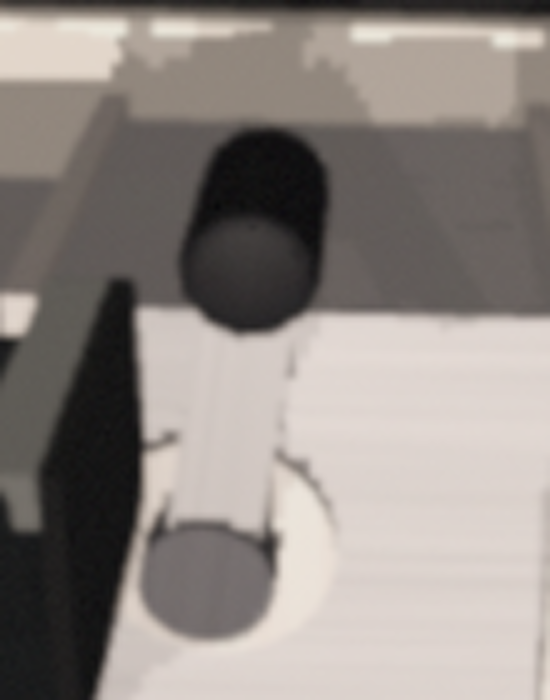

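```bash
python3 - <<'E'
from h import *
go([.6144,-.1973,.20],-.182)
E
```

```text
t 90.25 at [ 0.5851 -0.1771  0.27  ] head -0.014 tilt 0.62 open 0.0425 F [0.5 0.7 0.2]
 total tool d(mm) [-28.9 -19.5  70.3] turn 0.168
```

Call:
apply_moves --pt "-0.014 -0.01 0 0.084 0" --pt "-0.0135 -0.0115 0 0.084 0" --pt "0 0 0.025 0 0" --pt "0 0 0.025 0 0" --pt "0 0 0.015 0 0" --pt "0 0 0 0 0" --pt "0 0 0 0 0" --pt "0 0 0 0 0"

```text
t: 91.25
tool_pos: [0.615, -0.197, 0.2075]
tool_rot: [0.284, 3.113, -0.007]
contact_force: [-0.1, -0.1, 0.4]
opening: 0.0428
```

```bash
python3 - <<'E'
from h import *
tiltc(); go([.6144,-.1973,.15],-.182)
o=ctrl.get_obs(); im=ctrl.get_image("wrist"); save(im,"w47.png")
E
```

```text
tool z in world (mrad):  [15.6 -5.8] pitch about tool y 16.4, roll about tool x 2.9 mrad
t 91.25 at [ 0.615  -0.197   0.2075] head -0.182 tilt 0.95 open 0.0428 F [-0.1 -0.1  0.4]
 total tool d(mm) [ 1.4 -0.2 57.5] turn 0.000
```

View pics/w47.png

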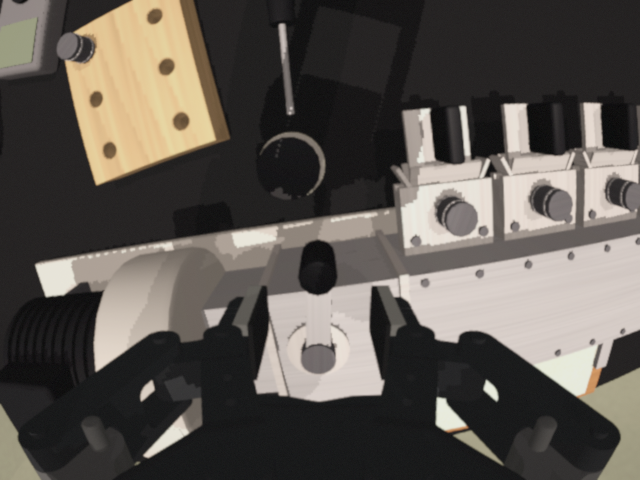

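Call:
apply_moves --pt "0.0005 0 0.02 0 0" --pt "0.0005 0 0.02 0 0" --pt "0.0004 0 0.016 0 0" --pt "0 0 0 0 0" --pt "0 0 0 0 -0.5" --pt "0 0 0 0 -1" --pt "0 0 0 0 -1" --pt "0 0 0 0 -1" --grip_force 40

```text
t: 92.3
tool_pos: [0.6138, -0.1971, 0.1468]
tool_rot: [0.285, 3.114, -0.006]
contact_force: [0.2, -0.5, -2.4]
opening: 0.0189
```

```bash
python3 - <<'E'
from h import *
tiltc(); go([.6144,-.1973,.15],-.182)
o=ctrl.get_obs(); im=ctrl.get_image("wrist"); save(im,"w48.png",(220,180,200,200),3)
E
```

```text
tool z in world (mrad):  [14.2 -5.2] pitch about tool y 14.9, roll about tool x 2.5 mrad
t 92.30 at [ 0.6138 -0.1971  0.1468] head -0.182 tilt 0.87 open 0.0189 F [ 0.2 -0.5 -2.4]
 total tool d(mm) [-0.7 -0.1 -3.2] turn -0.000
```

View pics/w48.png

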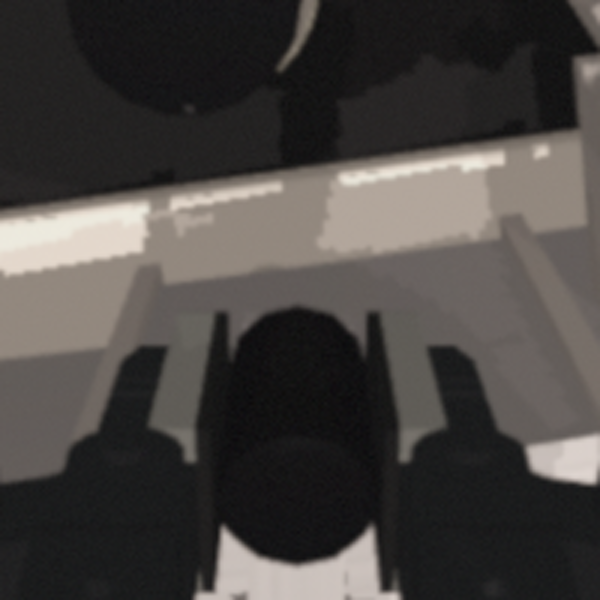

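Call:
apply_moves --pt "-0.0004 0.0075 0 0.1 -1" --pt "-0.0004 0.0075 0 0.1 -1" --pt "-0.0004 0.0075 0 0.1 -1" --pt "-0.0004 0.0075 0 0.1 -1" --pt "-0.0004 0.0075 0 0.1 -1" --pt "-0.0004 0.0075 0 0.1 -1" --pt "0 0 0 0 -1" --pt "0 0 0 0 -1"

```text
t: 93.35
tool_pos: [0.6356, -0.1564, 0.1468]
tool_rot: [1.209, 2.882, -0.001]
contact_force: [1.4, 0.2, -2.1]
opening: 0.019
```

```bash
cat >> h.py <<'E'
PV=np.array([.6881,-.2109])
def damp():
    t,M,o=pose(); v=t[:2]-PV; th=np.arctan2(v[1],-v[0]); print("knob r %.4f theta(rig) %.3f heading-based %.3f"%(np.hypot(*v),th+RH,RH-yaw(M)), "F",o["contact_force"].round(1),"T",o["wrist_torque"].round(2),"z",t[2].round(4),"open",round(o["opening"],4))
E
python3 - <<'E'
from h import *
tiltc(); damp()
E
```

```text
tool z in world (mrad):  [14.8 -7.2] pitch about tool y 15.5, roll about tool x -5.5 mrad
knob r 0.0756 theta(rig) 0.768 heading-based 0.758 F [ 1.4  0.2 -2.1] T [-0.16  0.13 -0.06] z 0.1468 open 0.019
```

Call:
apply_moves --pt "-0.0004 0.0075 0 0.1 -1" --pt "-0.0004 0.0075 0 0.1 -1" --pt "-0.0004 0.0075 0 0.1 -1" --pt "-0.0004 0.0075 0 0.1 -1" --pt "-0.0004 0.0075 0 0.1 -1" --pt "-0.0004 0.0075 0 0.1 -1" --pt "-0.0004 0.0075 0 0.1 -1" --pt "0 0 0 0 -1"

```text
t: 94.35
tool_pos: [0.6833, -0.1348, 0.1469]
tool_rot: [2.131, 2.288, 0.008]
contact_force: [5.2, 1.1, -2.4]
opening: 0.0184
```

```bash
python3 - <<'E'
from h import *
tiltc(); damp()
E
```

```text
tool z in world (mrad):  [14.2 -6.6] pitch about tool y 7.5, roll about tool x -13.7 mrad
knob r 0.0762 theta(rig) 1.472 heading-based 1.464 F [ 5.2  1.1 -2.4] T [-0.15  0.01  0.32] z 0.1469 open 0.0184
```

Now the last ~0.1 rad, pushed gently into the stop.

Call:
apply_moves --pt "-0.0003 0.005 0 0.06 -1" --pt "-0.0002 0.004 0 0.04 -1" --pt "0 0.003 0 0.01 -1" --pt "0 0.003 0 0 -1" --pt "0 0.003 0 0 -1" --pt "0 0.003 0 0 -1" --pt "0 0 0 0 -1" --pt "0 0 0 0 -1"

```text
t: 95.35
tool_pos: [0.6916, -0.1346, 0.1469]
tool_rot: [-2.247, -2.178, 0.019]
contact_force: [-0.6, 2.9, -3.7]
opening: 0.0188
```

```bash
python3 - <<'E'
from h import *
tiltc(); damp()
E
```

```text
tool z in world (mrad):  [-17.5   0.4] pitch about tool y 0.1, roll about tool x 17.5 mrad
knob r 0.0764 theta(rig) 1.581 heading-based 1.566 F [-0.6  2.9 -3.7] T [ 0.02 -0.64 -0.11] z 0.1469 open 0.0188
```

Call:
apply_moves --pt "0 0 0 0 -0.3" --pt "0 0 0 0 0" --pt "0 0 0 0 0" --pt "0 0 -0.03 0 0" --pt "0 0 -0.045 0 0" --pt "0 0 -0.04 0 0" --pt "0 0 0 0 0" --pt "0 0 0 0 0"

```text
t: 96.35
tool_pos: [0.694, -0.1361, 0.2663]
tool_rot: [-2.248, -2.18, 0.02]
contact_force: [-0.5, -0.2, 0.1]
opening: 0.0424
```

```bash
python3 - <<'E'
from h import *
tiltc(); go([.55,-.1,.3],RH)
t=ctrl.get_image("top"); save(t,"t49.png",(190,130,210,150),3.8)
im=ctrl.get_image("wrist"); save(im,"w49.png")
E
```

```text
tool z in world (mrad):  [-16.3  -1.6] pitch about tool y 2.1, roll about tool x 16.2 mrad
t 96.35 at [ 0.694  -0.1361  0.2663] head -1.601 tilt 0.94 open 0.0424 F [-0.5 -0.2  0.1]
 total tool d(mm) [  31.6 -145.6  -31.4] turn -1.565
```

View pics/t49.png

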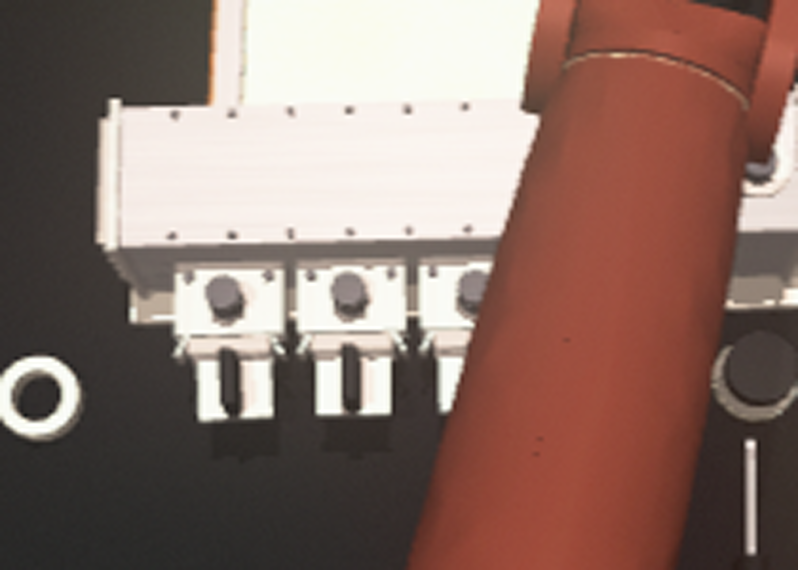

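View pics/w49.png

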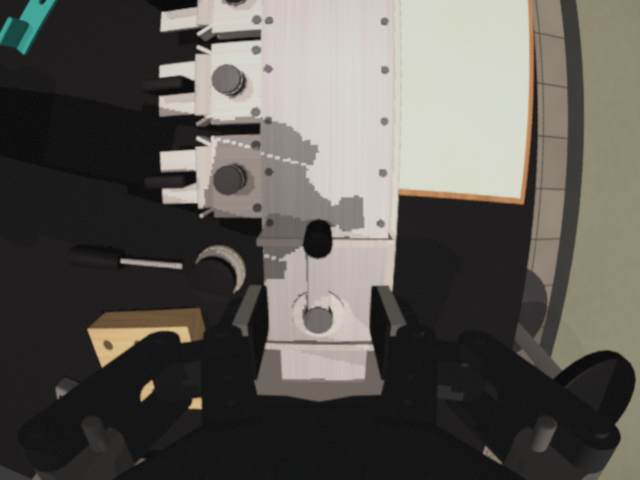

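Call:
apply_moves --pt "0 0 -0.05 0 0" --pt "0 -0.05 -0.03 -0.15 0" --pt "0 -0.06 0 -0.15 0" --pt "0 -0.06 0 -0.15 0" --pt "0 -0.06 0 -0.15 0" --pt "0 -0.03 0 -0.15 0" --pt "0 0 0 -0.15 0" --pt "0 0 0 -0.15 0"

```text
t: 97.45
tool_pos: [0.4384, -0.2007, 0.3391]
tool_rot: [-0.793, -3.0, 0.006]
contact_force: [-0.6, 0.8, 0.0]
opening: 0.0426
```

```bash
python3 - <<'E'
from h import *
tiltc(); go([.42,.03,.33],RH)
E
```

```text
tool z in world (mrad):  [-38.2   5.8] pitch about tool y -36.1, roll about tool x 13.8 mrad
t 97.45 at [ 0.4384 -0.2007  0.3391] head -0.517 tilt 2.21 open 0.0426 F [-0.6  0.8  0. ]
 total tool d(mm) [129.6 191.7  11.1] turn -0.481
```

Call:
apply_moves --pt "0.02 0.05 0 -0.12 0" --pt "0.02 0.05 0 -0.12 0" --pt "0.02 0.05 0 -0.12 0" --pt "0.02 0.05 0 -0.12 0" --pt "0.01 0.03 0 0 0" --pt "0 0 0 0 0" --pt "0 0 0 0 0" --pt "0 0 0 0 0"

```text
t: 98.45
tool_pos: [0.4153, 0.0478, 0.33]
tool_rot: [-0.038, -3.085, -0.014]
contact_force: [-0.2, 0.1, 1.2]
opening: 0.0426
```

```bash
python3 - <<'E'
from h import *
go([.42,.03,.33],RH)
o=ctrl.get_obs(); im=ctrl.get_image("wrist"); save(im,"w50.png")
t=ctrl.get_image("top"); save(t,"t50.png",(140,100,380,280),2.1)
s=ctrl.get_image("scene"); save(s,"s50.png",(130,150,280,210),2.8)
# head heights via depth, top camera and scene camera
A=cam_R(t)
for c,nm in ((t,"top"),(s,"scene")):
    A=cam_R(c); Z=c["range_z"]
    for n in ST:
        uv=proj(c,[*ST[n],.115]); u,v=np.round(uv).astype(int); w=Z[v-1:v+2,u-1:u+2]; P=[c["eye"]+A@(ray(c,(u,v))*z) for z in [np.median(w[w>0])]] if (w>0).any() else None
        print(nm,n,uv.round(1),np.round(P,4))
E
```

```text
t 98.45 at [0.4153 0.0478 0.33  ] head -0.024 tilt 3.25 open 0.0426 F [-0.2  0.1  1.2]
 total tool d(mm) [ -5.2 -17.7  -0.4] turn 0.012
top 1 [248.4 206.2] [[0.4612 0.0843 0.6409]]
top 2 [281.4 205.4] [[0.4627 0.0376 0.6314]]
top 3 [314.3 204.5] [[ 0.4574 -0.0104  0.639 ]]
top 4 [347.2 203.7] [[ 0.6176 -0.0974  0.1149]]
scene 1 [310.5 319.8] [[0.6282 0.156  0.1145]]
scene 2 [287.4 292.9] [[0.625  0.0711 0.115 ]]
scene 3 [266.5 268.7] [[ 0.6206 -0.0126  0.1143]]
scene 4 [247.6 246.7] [[ 0.6181 -0.0964  0.1152]]
```

View pics/t50.png

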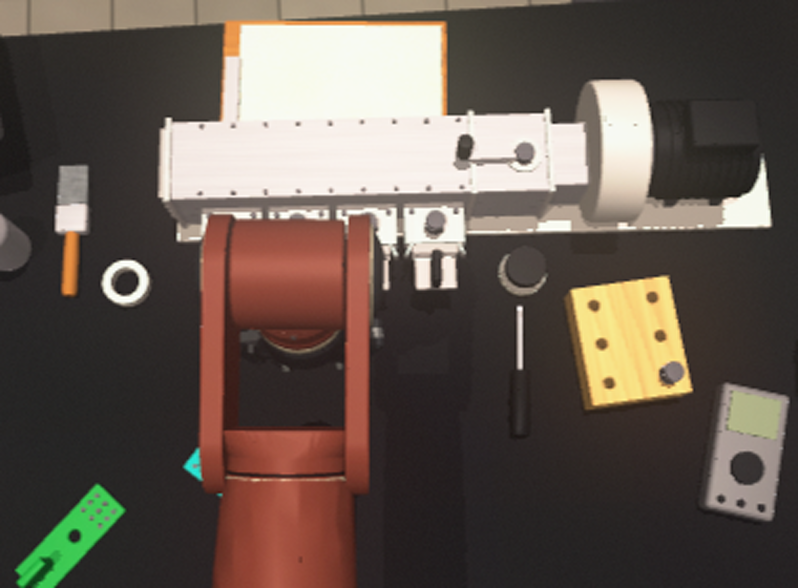

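View pics/s50.png

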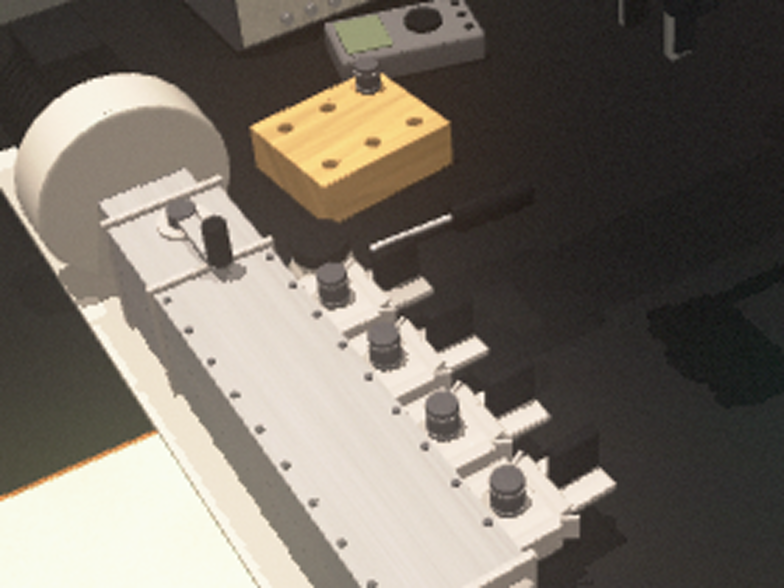

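View pics/w50.png

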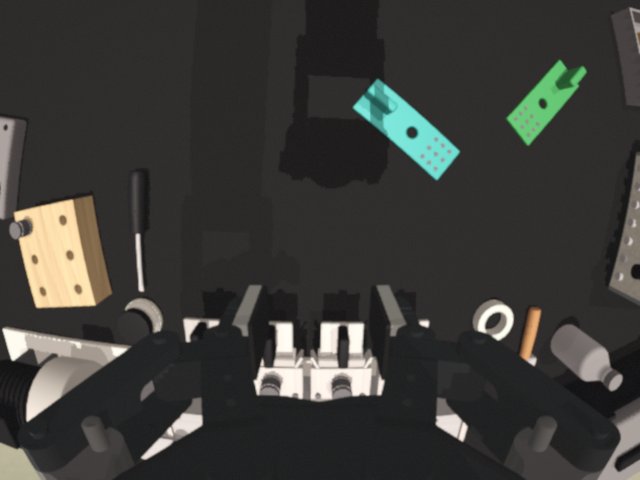

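```bash
python3 - <<'E'
from h import *
t=ctrl.get_image("top"); save(t,"t51.png",(340,140,80,60),10)
s=ctrl.get_image("scene")
for c,uvs in ((t,[(361,167),(390,172)]),(s,[(207,228),(195,226)])):
    A=cam_R(c)
    for uv in uvs:
        Z=c["range_z"][uv[1]-1:uv[1]+2,uv[0]-1:uv[0]+2]; print(uv,(c["eye"]+A@(ray(c,uv)*np.median(Z[Z>0]))).round(4))
E
```

```text
(361, 167) [ 0.6909 -0.1341  0.1796]
(390, 172) [ 0.688  -0.2113  0.1406]
(207, 228) [ 0.6877 -0.1382  0.1781]
(195, 226) [ 0.6906 -0.2037  0.1409]
```

View pics/t51.png

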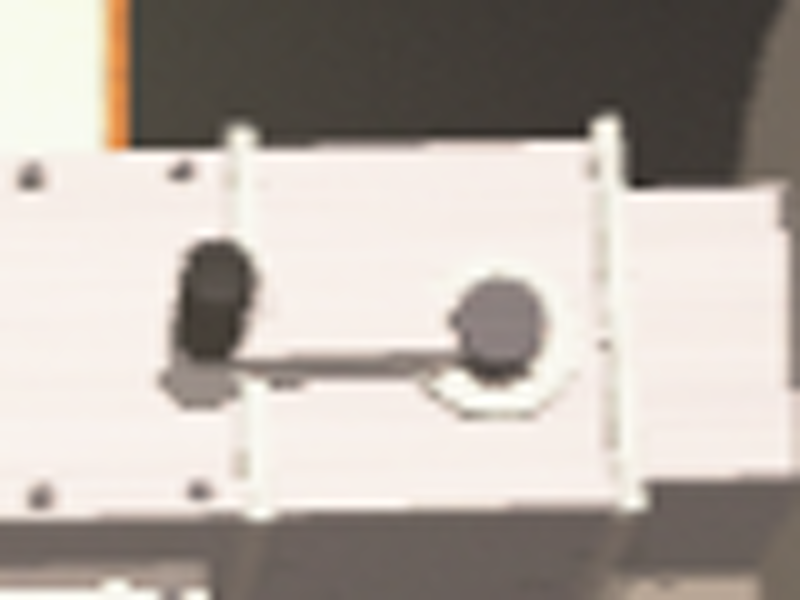

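```bash
python3 - <<'E'
from h import *
print(ctrl.get_obs()["t"]); print(ctrl.finish_job())
E
```

```text
98.7
the job is handed in; nothing more can be done
None
```

I slid all four fins into stations 1–4, pinned each one, then swung the damper lever fully open and handed the job in at 98.7 s.

**Last checks**
- **Fins:** each stopped hard against its end stop (about 15–23 N) at the predicted depth. I did not measure their depth again after pinning, but every pin then went down through its fin.
- **Pins:** all four head tops measured 114–115 mm above the bench; 115 mm means the head sits on the fork. The spare pin is still in the block.
- **Damper:** I pushed the lever into its stop. It measured about 0.002 rad off the duct's direction, and I let go only after that.
- **Other things on the bench:** in the last pictures the other items and the green and turquoise look-alikes looked to be where they started. I checked this by eye and did not measure it.

**What went wrong on the way**
- **Knocked fin:** one fin was knocked aside during the run, so I measured it again before grasping it.
- **Fin collision:** while I carried the last fin, its nose hit the grip of the fin already in station 1 at about 59 N. I backed off at once; that fin stayed in place and its pin went in normally. This was fin against fin, not the arm or gripper body.
- **Slot lips:** two fins caught on the slot's lower lip with a few newtons and needed a small lift before going in.
- **First pin:** its first try, at station 4, missed the hole by a few millimetres and touched the rim with about 3 N. I realigned it and it went in.
- **Tool tilt:** the tool drifted up to about 4° off vertical during the run. I corrected for this by measuring again.

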